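# Rack washed hand stamps and hoist them up to dry

### The arm

A 6-joint arm with a two-finger parallel gripper is mounted at the origin on the work surface. World frame = base frame: x ahead of the robot, y to its left, z up, the work surface at z = 0. Lengths are in m, angles in rad, forces in N, time in s.
With the tool pointing down it reaches from about 0.375 to 0.975 m from the base axis. Payload 3.8 kg.
Tool frame: the origin (TCP) lies at the very end of the fingers, on their centre line; the grasp point (between the pads) lies 19 mm behind it (bot.grip_depth is the distance from the TCP to the grasp point, in m); z points along the fingers, y is the direction in which the jaws open and shut (so a half turn about z gives the same grasp; the last joint's range is limited). The gripper opens to 85 mm and grips with 20 to 120 N. Pads are 22 mm wide; open, the fingers measure 114 mm over their backs; the gripper's body (76 mm by 85 mm) begins 54 mm behind the grasp point. The pads swing forward as they close: fully open they stand 13 mm farther back than shut.
Start: joints at [1.134, 0.264, 1.604, -0, 1.274, -0.037], TCP at [0.263, 0.622, 0.231] pointing down, gripper open.
Joint ranges: [-2.63, 2.63], [-0.94, 2.18], [0.31, 2.57], [-1.31, 4.45], [0, 2.66], [-2.55, 2.55]. Speed limits (rad/s): [2.57, 2.57, 3.14, 3.14, 3.14, 3.14].

### API

Orientations are given as a rotation vector (axis times angle).
In Python, from workcell import bot, cams, job gives the robot as it stands.
- The arm moves only by the tool apply_moves, never from a script. Its argument "targets" is a list of rows, each an object of numbers: "dx", "dy", "dz": the shift along the tool's x, y, z in units of 30 mm (1.0 is 30 mm); "wx", "wy", "wz": the turn, a rotation vector about the tool's x, y, z in units of 6 degrees (1.0 is 6 degrees); "jaw": the opening, from 0 (shut) to 1 (fully open). In form: [{"dx": .., "dy": .., "dz": .., "wx": .., "wy": .., "wz": .., "jaw": ..}, ...]. A call has 1 to 5 rows; each row shifts and turns the commanded pose from where the row before left it, along the tool's axes as they then stand; what a row does not reach is not made up. A row lasts 1/10 s, in which the tool goes at most 50 mm and 8.59 degrees, less where a joint would pass 70% of its speed; a pose out of reach is approached as far as the arm can. A call is refused whole if a number of a shift passes 1 or a number of a turn 1, either way. A call with a gripper value outside its range is refused whole. The fingers move at their own pace and stop on an object; "newtons" is the grip in N (left out, the last holds). Time passes only in rows, so rows that do not move let the fingers close. It gives the time, the measured TCP pose, the force and the opening at its end, in the units of the state.
- bot.read_state(): the state, without advancing time (a new reading comes with each control period).
- cams.read_camera(name): name is "scene" or "top" or "wrist"; returns a dict with "color" (420x560x3 uint8, red, green, blue), "range_z" (420x560 float32, m along the optical axis (not along the pixel's ray), 0 where there is no reading), "fx", "fy", "cx", "cy" (pixels), "eye" and "rotation" of the camera in the world; the wrist camera has in their place "T_tool_cam" (4x4, takes a point from camera to tool coordinates, whose origin is the TCP and whose axes are the flange's). Camera axes: x right, y down, z forward; pixel columns grow to the right and rows downward; lengths in m; the calibration is good to about 2 mm. A picture is of the moment at which its call begins: read the wrist's pose just before it.
- job.finish_job(): hands the job in, once; it reports no verdict.
The state is a dict: "time": time; "q": joint angles; "joint_vel": joint speeds; "joint_torque": joint torques, N m; "tool_pos": TCP position; "tcp_rot": TCP orientation; "wrist_force": force on the tool from outside, world axes, zero at the start; "torque": the same for the moment, N m; "width": opening from 0.0 (shut) to 1.0 (fully open).
Only numpy, scipy, OpenCV 4.12 (cv2) and the standard library are available. Lean on these libraries where they do the work, as an engineer would, in place of code of your own. Each camera call takes 0.05 s, during which the arm holds its last target.

### The job

Stand every washed hand stamp from the blue compartment tray in the white drying rack, rubber down and one to a cell, while the rack stands on its drip tray. Then pull the sprung overhead hook down to the standing rack, hook it under the bail and let it up again, so that the loaded rack hangs still, high above the tray with all its stamps. Leave the ink pad, tape roll, ink jar, cleaner jar and scrubbing brush where they are.

Things in the scene. Friction and masses are not known exactly. Their poses are not given: they have to be found in the camera images.
- rack: White wire drying rack, loose, standing on the grey drip tray below the rail. Origin: centre of its underside; z up; its long side is its y axis. 178 mm (x) by 206 mm (y). Six open cells, 54 x 54 mm inside, centred at x = -58, 0 and 58 mm, y = -72 and 72 mm in its frame; cell floors 4 mm up, cell walls 4 mm thick with tops 26 mm up; between the two rows of cells a flat bridge plate (26 mm up) carries the bail. Weighs about 0.34 kg empty.
- rack_bail (a point): Top point of the rack's steel bail, centre of the 7 mm wire, 166 mm above the rack's underside, over its middle. The bail is a fixed arch in the rack's x-z plane (y = 0): uprights at x = +-84 mm to 118 mm up, sloping in to x = +-30 mm at 158 mm up and from there to the top point.
- trolley (a joint): Trolley of the overhead lift on its aluminium rail (rail along world y, 0.66 m up and 170 mm to +x of the hook, posts at its ends): its place along y in m, 0 when the hook is over the middle of the drip tray, growing to +y. Runs easily (about 1 N) from -0.12 to 0.32 and stays where it is left. A 26 mm blue tube hangs from its forward arm down to 0.366 m above the desk, straight above the hook.
- lift_hook (a joint): How far in m the sprung hook is pulled down out of the blue tube: 0 = fully up, 0.155 = fully down. Spring pull upwards about 10.5 N at the top and 13 N at the bottom, damped (let go empty it goes up at about 0.35 m/s); enough to lift the fully loaded rack to the top by itself.
- hook_throat (a point): Inside bottom of the yellow hook (6 mm wire), where a hooked bar comes to rest, straight below the steel rod; 0.255 m above the desk when up. The hook is a J in the world y-z plane: its back is 14 mm to +y of this point, its tip 17 mm to -y and 22 mm (top) above it; wire underside 6 mm below it. A bar enters from the -y side over the tip, through a mouth open from 22 to about 65 mm above this point, so the hook must travel towards -y to catch a bar lying along x.
- pull_handle (a point): Middle of the red grip of the lift hook's pull handle: a round bar 16 mm thick along world x, sticking out from the rod towards the robot; 105 mm to -x of the rod and 76 mm above hook_throat, always. Grip from x = -70 to -138 mm of the rod; a 10 mm steel bar joins it to the rod. It moves with the hook (down with lift_hook, sideways with trolley) and does not turn.
- wash_tray: Blue washing tray, fixed, 152 (x) x 222 (y) x 24 mm high, walls and floor 4 mm, six compartments (2 along x, 3 along y, 70 mm inside). Origin: centre of its underside. Compartment centres at x = +-36 mm, y = -72, 0 and 72 mm of its frame. The one at (36, -72) holds a scrubbing brush, which stays; the stamps stand in the other five, any way round.
- red_stamp (a point): Hand stamp with a red mount: centre, half-way up (39 mm above its rubber face), z up along the handle. Mount 46 (x) x 36 (y) x 18 mm, on it a round wooden handle 25 mm thick, up to 78 mm above the rubber face. About 50 g. May be absent.
- blue_stamp (a point): Hand stamp with a blue mount: centre, half-way up (39 mm above its rubber face), z up along the handle. Mount 46 (x) x 36 (y) x 18 mm, on it a round wooden handle 25 mm thick, up to 78 mm above the rubber face. About 50 g. May be absent.
- green_stamp (a point): Hand stamp with a green mount: centre, half-way up (39 mm above its rubber face), z up along the handle. Mount 46 (x) x 36 (y) x 18 mm, on it a round wooden handle 25 mm thick, up to 78 mm above the rubber face. About 50 g. May be absent.
- yellow_stamp (a point): Hand stamp with a yellow mount: centre, half-way up (39 mm above its rubber face), z up along the handle. Mount 46 (x) x 36 (y) x 18 mm, on it a round wooden handle 25 mm thick, up to 78 mm above the rubber face. About 50 g. May be absent.
- white_stamp (a point): Hand stamp with a white mount: centre, half-way up (39 mm above its rubber face), z up along the handle. Mount 46 (x) x 36 (y) x 18 mm, on it a round wooden handle 25 mm thick, up to 78 mm above the rubber face. About 50 g. May be absent.
- ink_pad: Bystander: black and red ink pad, 75 x 110 x 20 mm; origin at the centre of its underside. Leave it alone.
- tape_roll: Bystander: yellow tape roll, 90 mm across, 24 mm high; origin at the centre of its underside. Leave it alone.
- ink_jar: Bystander: ink jar with a black cap, 44 mm across, 65 mm high; origin at the centre of its underside. Leave it alone.
- cleaner: Bystander: cleaner jar with a green cap beyond the washing tray, 42 mm across, 75 mm high; origin at the centre of its underside. Leave it alone.
- scrub_brush: Bystander: scrubbing brush in the washing tray, 28 mm high; origin at the centre of its underside. Leave it alone.

How it is judged:
On the way, in this order (a step that is already met when the one before it is completed fails the run):
1. every stamp stands in a cell of the rack, the rack standing on its drip tray (z of red_stamp in the frame of rack between 0.036 and 0.051 m and x of red_stamp in the frame of rack between -0.079 and 0.079 m and y of red_stamp in the frame of rack between -0.095 and 0.095 m and angle between each of red_stamp, blue_stamp, green_stamp, yellow_stamp, white_stamp's own z axis and vertical below 0.5 rad and z of blue_stamp in the frame of rack between 0.036 and 0.051 m and x of blue_stamp in the frame of rack between -0.079 and 0.079 m and y of blue_stamp in the frame of rack between -0.095 and 0.095 m and z of green_stamp in the frame of rack between 0.036 and 0.051 m and x of green_stamp in the frame of rack between -0.079 and 0.079 m and y of green_stamp in the frame of rack between -0.095 and 0.095 m and z of yellow_stamp in the frame of rack between 0.036 and 0.051 m and x of yellow_stamp in the frame of rack between -0.079 and 0.079 m and y of yellow_stamp in the frame of rack between -0.095 and 0.095 m and z of white_stamp in the frame of rack between 0.036 and 0.051 m and x of white_stamp in the frame of rack between -0.079 and 0.079 m and y of white_stamp in the frame of rack between -0.095 and 0.095 m and height (world z) of rack below 0.012 m), for 0.2 s.
2. the hook is pulled down and brought under the bail of the standing rack (height (world z) of rack below 0.012 m and value of joint lift_hook above 0.07 m and y of hook_throat in the frame of rack_bail between -0.014 and 0.014 m and x of hook_throat in the frame of rack_bail between -0.045 and 0.045 m and z of hook_throat in the frame of rack_bail below 0 m), for 0.1 s.
At the end, for the whole second after the job is handed in: The rack hangs still from the hook by its bail, 60 mm or more above the desk, the hook within 30 mm of fully up, the rack level within 0.4 rad; every stamp present stands in a rack cell, within 8 mm of its floor and upright within 0.5 rad. No bystander shifted over 40 mm (z of red_stamp in the frame of rack between 0.036 and 0.051 m and x of red_stamp in the frame of rack between -0.079 and 0.079 m and y of red_stamp in the frame of rack between -0.095 and 0.095 m and angle between each of red_stamp, blue_stamp, green_stamp, yellow_stamp, white_stamp's own z axis and vertical below 0.5 rad and z of blue_stamp in the frame of rack between 0.036 and 0.051 m and x of blue_stamp in the frame of rack between -0.079 and 0.079 m and y of blue_stamp in the frame of rack between -0.095 and 0.095 m and z of green_stamp in the frame of rack between 0.036 and 0.051 m and x of green_stamp in the frame of rack between -0.079 and 0.079 m and y of green_stamp in the frame of rack between -0.095 and 0.095 m and z of yellow_stamp in the frame of rack between 0.036 and 0.051 m and x of yellow_stamp in the frame of rack between -0.079 and 0.079 m and y of yellow_stamp in the frame of rack between -0.095 and 0.095 m and z of white_stamp in the frame of rack between 0.036 and 0.051 m and x of white_stamp in the frame of rack between -0.079 and 0.079 m and y of white_stamp in the frame of rack between -0.095 and 0.095 m and height (world z) of rack above 0.06 m and value of joint lift_hook below 0.03 m and distance between hook_throat and rack_bail below 0.045 m and angle between rack's own z axis and vertical below 0.4 rad and linear speed of rack below 0.06 m/s and angular speed of rack below 0.6 rad/s); the robot touches nothing.
It fails at once if a bystander is shifted more than 40 mm (distance of any of ink_pad, tape_roll, ink_jar, cleaner, scrub_brush from where it was at the start of the episode above 0.04 m).
Of stamp_red, stamp_blue, stamp_green, stamp_yellow, stamp_white only 3 to 5 are there at a start; the rules pass over those that are not, and their reading is None.
At some moment in a run one of stamp_red, stamp_blue, stamp_green, stamp_yellow, stamp_white may be knocked a few centimetres aside while the robot is not near it.
Once in a run the grip may slacken for a moment while it holds something.
It also fails if it takes over 210 s, if anything falls off the work surface, if the arm or the gripper's body presses on something with over 40 N, if the wrist force passes 120 N, or if a joint passes its speed limit or range.

## Working session

There is one attempt and no reset: what is moved stays moved. The work goes in short steps, Python scripts to look and compute and a tool call to move; the robot and the scene stay as the last step left them, time stands still between calls to the robot, and variables do not carry over. Pictures are saved under pics/ and viewed, and the job is handed in when it is done.

Besides the shell and the picture viewer there is one more tool, called after "Call:" in YAML: its name, and indented under it one key for each argument. apply_moves: Moves the arm, as the interface text tells. Its arguments: {"type":"object","properties":{"targets":{"type":"array"},"newtons":{"type":"number"}},"required":["targets"]}

```bash
mkdir -p pics; cat > h.py <<'E'
import numpy as np, cv2
from workcell import bot,cams,job
from scipy.spatial.transform import Rotation as R
def save(c,n,crop=None,s=1):
    im=c["color"][:,:,::-1]
    if crop: x0,y0,x1,y1=crop; im=im[y0:y1,x0:x1]
    im=cv2.resize(im,None,fx=s,fy=s,interpolation=cv2.INTER_CUBIC); cv2.imwrite("pics/"+n,im)
def cloud(c,T=None):
    z=c["range_z"]; v,u=np.mgrid[0:z.shape[0],0:z.shape[1]]
    P=np.stack([(u-c["cx"])/c["fx"]*z,(v-c["cy"])/c["fy"]*z,z],-1)
    if T is None: return P@np.array(c["rotation"]).T+np.array(c["eye"])
    return P@T[:3,:3].T+T[:3,3]
def st():
    s=bot.read_state(); print({k:np.round(s[k],3).tolist() for k in s}); return s
E
python3 - <<'E'
from h import *
st()
for n in("scene","top"):
    c=cams.read_camera(n); save(c,n+"0.png",s=1.4); print(n,c["eye"],np.round(c["rotation"],3).tolist(),c["fx"])
    np.save(n+"0.npy",cloud(c))
E
```

```text
{'time': 0.0, 'q': [1.134, 0.265, 1.605, -0.0, 1.274, -0.037], 'joint_vel': [-0.001, -0.001, -0.0, -0.001, -0.0, 0.001], 'joint_torque': [0.002, -51.51, -36.731, -0.0, 0.013, -0.0], 'tool_pos': [0.262, 0.621, 0.23], 'tcp_rot': [-0.624, -3.079, 0.004], 'wrist_force': [-0.825, 0.851, 0.371], 'torque': [0.052, -0.007, 0.007], 'width': 1.001}
scene [1.167463   0.23332014 0.94135899] [-1.433, -2.176, 0.817] 430.77796658845904Traceback (most recent call last):
  File "<stdin>", line 5, in <module>
  File "h.py", line 11, in cloud
    if T is None: return P@np.array(c["rotation"]).T+np.array(c["eye"])
                         ~~~~~~~~~~~~~~~~~~~~~~~~~~~^~~~~~~~~~~~~~~~~~~
ValueError: operands could not be broadcast together with shapes (420,560) (3,)
```

Rotation is a rotation vector.

```bash
sed -i 's/np.array(c\["rotation"\]).T/R.from_rotvec(c["rotation"]).as_matrix().T/' h.py
python3 - <<'E'
from h import *
for n in("scene","top"):
    c=cams.read_camera(n); save(c,n+"0.png",s=1.4); print(n,c["eye"],np.round(c["rotation"],3).tolist(),c["fx"])
    np.save(n+"0.npy",cloud(c))
E
```

```text
scene [1.167463   0.23332014 0.94135899] [-1.433, -2.176, 0.817] 430.77796658845904
top [ 0.47241981 -0.01380417  1.36002079] [-2.194, 2.166, -0.078] 394.3226916832161
```

View pics/top0.png

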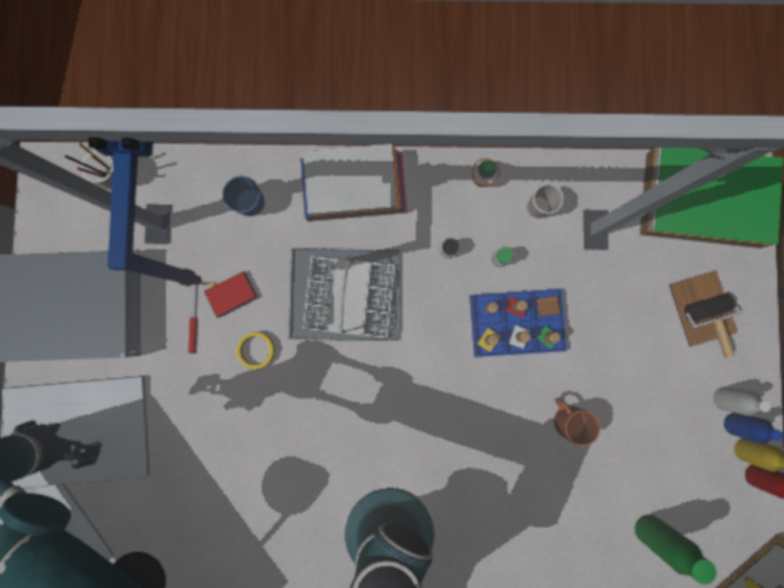

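View pics/scene0.png

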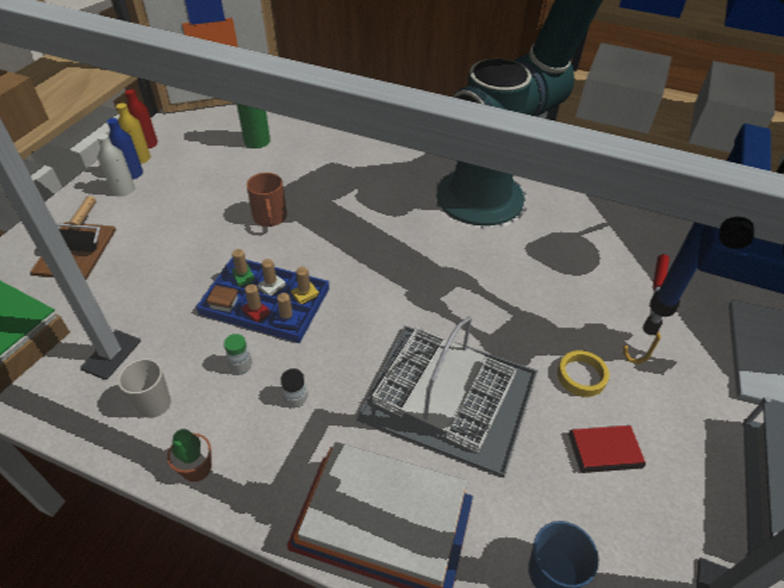

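Both views show five stamps: yellow, white and green in the near row, blue and red in the far row with the brush. The rack is on the drip tray at about (346,293) in the top view, and the hook is at its +y end.

```bash
python3 - <<'E'
from h import *
c=cams.read_camera("top"); 
save(c,"t_rack.png",(195,165,300,255),7); save(c,"t_tray.png",(325,195,415,265),8)
P=cloud(c)
s=P[195:265,325:415]; 
m=s[...,2]>0.06
n,l,stt,ce=cv2.connectedComponentsWithStats(m.astype(np.uint8))
for i in range(1,n):
    if stt[i,4]>4:
        q=s[l==i]; t=q[q[:,2]>np.percentile(q[:,2],50)]; print(ce[i]+[325,195],stt[i,4],t.mean(0).round(4),q[:,2].max().round(3))
E
```

```text
[351.52941176 219.56862745] 51 [ 0.5413 -0.2334  0.0824] 0.086
[372.03703704 218.2037037 ] 54 [ 0.5461 -0.3021  0.0821] 0.086
[351.57692308 242.59615385] 52 [ 0.4652 -0.2239  0.1315] 1.36
[374.37037037 240.5       ] 54 [ 0.4746 -0.3066  0.0823] 0.088
[395.05263158 240.92982456] 57 [ 0.4728 -0.3374  0.219 ] 1.36
```

View pics/t_rack.png

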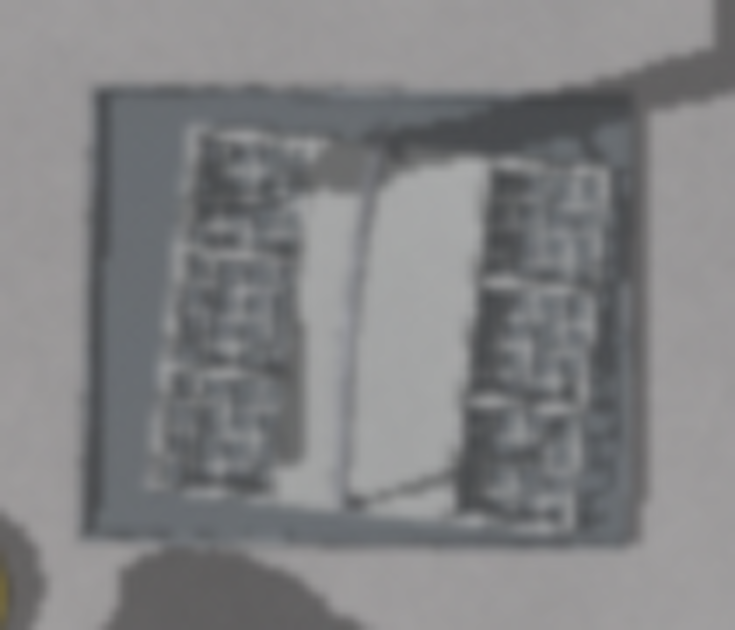

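View pics/t_tray.png

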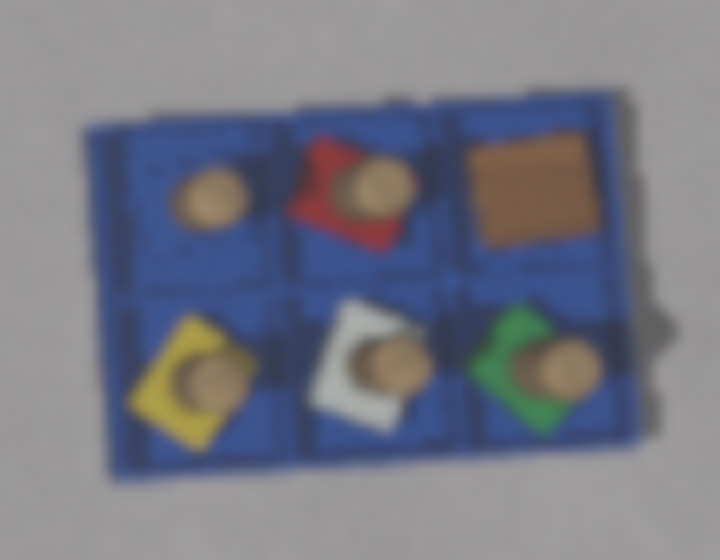

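```bash
python3 - <<'E'
from h import *
c=cams.read_camera("top"); P=cloud(c)
s=P[195:265,325:415]; 
m=(s[...,2]>0.06)&(s[...,2]<0.12)
n,l,stt,ce=cv2.connectedComponentsWithStats(m.astype(np.uint8))
for i in range(1,n):
    if stt[i,4]>4:
        q=s[l==i]; q=q[q[:,2]>.076]; print(stt[i,4],((q.min(0)+q.max(0))/2).round(4),q.mean(0).round(4))
# rack plate
s=P[165:255,195:300]; m=(s[...,2]>0.022)&(s[...,2]<0.05); q=s[m][:,:2].astype(np.float32)
print(m.sum(), cv2.minAreaRect(q))
m=(s[...,2]>0.12)&(s[...,2]<0.2); print("bail",s[m].mean(0),s[m].max(0))
# tray of desk, drip tray height
print("z desk", np.median(P[260:290,230:300,2]), "drip", np.median(s[30:70,15:20,2]))
c=cams.read_camera("scene"); P=cloud(c); m=(P[...,2]>0.10)&(P[...,2]<0.25)
col=c["color"].astype(int); red=m&(col[...,0]>120)&(col[...,1]<60); print("handle",red.sum(),P[red].mean(0),P[red].min(0),P[red].max(0))
s=P[220:310,250:400];m=(s[...,2]>0.14)&(s[...,2]<0.19);q=s[m];print("bail",m.sum(),q.mean(0));
if len(q)>5: print(np.polyfit(q[:,0],q[:,1],1))
yel=m=(P[...,2]>0.22)&(P[...,2]<0.35)&(col[...,0]>120)&(col[...,2]<90);print("hook",P[yel].mean(0),P[yel].min(0),P[yel].max(0))
E
```

```text
51 [ 0.5403 -0.2336  0.0823] [ 0.5405 -0.2332  0.0809]
52 [ 0.5462 -0.3008  0.0822] [ 0.5455 -0.3005  0.0806]
55 [ 0.4734 -0.3068  0.0811] [ 0.4736 -0.3075  0.0809]
54 [ 0.4727 -0.3757  0.0807] [ 0.4726 -0.3753  0.0808]
51 [ 0.466  -0.234   0.0811] [ 0.4651 -0.2336  0.0808]
1475 ((0.5653815269470215, 0.10636264830827713), (0.20567171275615692, 0.17805853486061096), 84.71819305419922)
bail [0.56208137 0.10595532 0.15373275] [0.64910315 0.1145003  0.17575043]
z desk -0.0006625168859986097 drip 0.0037200150316895053
handle 16 [ 0.15094709 -0.87774464  0.14521874] [ 0.14307322 -0.88945121  0.12087659] [ 0.15902752 -0.86681506  0.15214423]
bail 139 [0.58129973 0.10403069 0.16000218]
[-0.09813577  0.16107699]
hook [ 0.22149882 -0.15626476  0.27989678] [-0.16448664 -0.86465005  0.22018732] [0.57606995 0.38282153 0.3417158 ]
```

```bash
cat >> h.py <<'E'
def psi(s):
    x=R.from_rotvec(s["tcp_rot"]).as_matrix()[:,0]; return np.degrees(np.arctan2(x[1],x[0]))
def plan(*vias,n5=True):
    """vias: (x,y,z,psi_deg) ; prints rows"""
    s=bot.read_state(); p=np.array(s["tool_pos"]); M=R.from_rotvec(s["tcp_rot"]).as_matrix()
    print("at",p.round(4),"psi",round(psi(s),1),"tilt",np.degrees(np.arccos(-M[2,2])).round(2),"t",round(s["time"],2),"F",np.round(s["wrist_force"],1),"w",round(s["width"],3))
    for v in vias:
        a=np.radians(v[3]); T=np.array([[np.cos(a),np.sin(a),0],[np.sin(a),-np.cos(a),0],[0,0,-1]])
        rv=R.from_matrix(M.T@T).as_rotvec(); d=np.array(v[:3])-p
        k=max(1,int(np.ceil(max(np.linalg.norm(d)/0.03,np.linalg.norm(np.degrees(rv))/6.0)-0.02)))
        stepR=R.from_rotvec(rv/k).as_matrix(); rows=[]
        for i in range(k):
            t=M.T@(d/k)/0.03; rows.append((t.round(3),(np.degrees(rv/k)/6).round(3))); M=M@stepR
        p=np.array(v[:3]); print("->",v,k,"rows")
        for i,(t,w) in enumerate(rows):
            if k<=5 or i%5==0 or i==k-1 or np.abs(w).max()>.02: print(i+1,"d",t.tolist(),"w",w.tolist())
E
python3 - <<'E'
from h import *
plan((0.18,0.44,0.25,157),(0.42,0.10,0.27,90),(0.46,-0.30,0.25,90))
c=cams.read_camera("wrist"); print(c["T_tool_cam"],c["fx"]); save(c,"w0.png")
E
```

```text
at [0.2626 0.6215 0.2308] psi 157.1 tilt 0.05 t 0.3 F [ 1.6 -0.1 -1.3] w 1.0
-> (0.18, 0.44, 0.25, 157) 7 rows
1 d [0.026, -0.949, -0.091] w [-0.001, -0.0, 0.002]
6 d [0.025, -0.949, -0.091] w [-0.001, -0.0, 0.002]
7 d [0.025, -0.949, -0.091] w [-0.001, -0.0, 0.002]
-> (0.42, 0.1, 0.27, 90) 14 rows
1 d [-0.842, -0.522, -0.048] w [-0.0, 0.0, 0.798]
2 d [-0.883, -0.45, -0.048] w [-0.0, 0.0, 0.798]
3 d [-0.917, -0.375, -0.048] w [-0.0, 0.0, 0.798]
4 d [-0.945, -0.297, -0.048] w [-0.0, 0.0, 0.798]
5 d [-0.967, -0.217, -0.048] w [-0.0, 0.0, 0.798]
6 d [-0.982, -0.135, -0.048] w [-0.0, 0.0, 0.798]
7 d [-0.989, -0.053, -0.048] w [-0.0, 0.0, 0.798]
8 d [-0.99, 0.03, -0.048] w [-0.0, 0.0, 0.798]
9 d [-0.985, 0.112, -0.048] w [-0.0, 0.0, 0.798]
10 d [-0.972, 0.194, -0.048] w [-0.0, 0.0, 0.798]
11 d [-0.952, 0.274, -0.048] w [-0.0, 0.0, 0.798]
12 d [-0.926, 0.353, -0.048] w [-0.0, 0.0, 0.798]
13 d [-0.893, 0.429, -0.048] w [-0.0, 0.0, 0.798]
14 d [-0.854, 0.502, -0.048] w [-0.0, 0.0, 0.798]
-> (0.46, -0.3, 0.25, 90) 14 rows
1 d [-0.952, 0.095, 0.048] w [0.0, -0.0, -0.0]
6 d [-0.952, 0.095, 0.048] w [0.0, -0.0, -0.0]
11 d [-0.952, 0.095, 0.048] w [0.0, -0.0, -0.0]
14 d [-0.952, 0.095, 0.048] w [0.0, -0.0, -0.0]
[[ 1.60390769e-04 -9.59984272e-01 -2.80053874e-01  7.15144275e-02]
 [ 9.99999856e-01  2.97537443e-04 -4.47201527e-04 -7.51720542e-04]
 [ 5.12632945e-04 -2.80053762e-01  9.59984181e-01 -1.42417601e-01]
 [ 0.00000000e+00  0.00000000e+00  0.00000000e+00  1.00000000e+00]] 336.6927790595613
```

Call:
apply_moves:
  targets:
    - {"dy":-0.95,"dz":-0.1}
    - {"dy":-0.95,"dz":-0.1}
    - {"dy":-0.95,"dz":-0.1}
    - {"dy":-0.95,"dz":-0.1}
    - {"dy":-0.95,"dz":-0.1}

```text
invalid input at $.targets[0]: expected keys dx, dy, dz, wx, wy, wz, jaw
```

Call:
apply_moves:
  targets:
    - {"dy":-0.95}
    - {"dy":-0.95}
    - {"dx":-0.84,"dy":-0.52,"wz":0.8}
    - {"dx":-0.88,"dy":-0.45,"wz":0.8}
    - {"dx":-0.92,"dy":-0.38,"wz":0.8}

```text
invalid input at $.targets[0]: expected keys dx, dy, dz, wx, wy, wz, jaw
```

Call:
apply_moves:
  targets:
    - {"dx":-0.94,"dy":-0.3,"wz":0.8}
    - {"dx":-0.97,"dy":-0.22,"wz":0.8}
    - {"dx":-0.98,"dy":-0.14,"wz":0.8}
    - {"dx":-0.99,"dy":-0.05,"wz":0.8}
    - {"dx":-0.99,"dy":0.03,"wz":0.8}

```text
invalid input at $.targets[0]: expected keys dx, dy, dz, wx, wy, wz, jaw
```

Call:
apply_moves:
  targets:
    - {"dx":-0.98,"dy":0.11,"wz":0.8}
    - {"dx":-0.97,"dy":0.19,"wz":0.8}
    - {"dx":-0.95,"dy":0.27,"wz":0.8}
    - {"dx":-0.93,"dy":0.35,"wz":0.8}
    - {"dx":-0.89,"dy":0.43,"wz":0.8}

```text
invalid input at $.targets[0]: expected keys dx, dy, dz, wx, wy, wz, jaw
```

Call:
apply_moves:
  targets:
    - {"dx":-0.85,"dy":0.5,"wz":0.8}
    - {"dx":-0.95,"dy":0.1}
    - {"dx":-0.95,"dy":0.1}
    - {"dx":-0.95,"dy":0.1}
    - {"dx":-0.95,"dy":0.1}

```text
invalid input at $.targets[0]: expected keys dx, dy, dz, wx, wy, wz, jaw
```

All keys are required, so nothing moved. I'm resending the rows in full.

Call:
apply_moves:
  targets:
    - {"dx":0,"dy":-0.95,"dz":-0.1,"wx":0,"wy":0,"wz":0,"jaw":0.5}
    - {"dx":0,"dy":-0.95,"dz":-0.1,"wx":0,"wy":0,"wz":0,"jaw":0.5}
    - {"dx":0,"dy":-0.95,"dz":-0.1,"wx":0,"wy":0,"wz":0,"jaw":0.5}
    - {"dx":0,"dy":-0.95,"dz":-0.1,"wx":0,"wy":0,"wz":0,"jaw":0.5}
    - {"dx":0,"dy":-0.95,"dz":-0.1,"wx":0,"wy":0,"wz":0,"jaw":0.5}

```text
time: 0.85
tool_pos: [0.2068, 0.4894, 0.2464]
tcp_rot: [0.624, 3.079, 0.0]
wrist_force: [-0.3, -0.4, 0.3]
width: 0.498
```

Call:
apply_moves:
  targets:
    - {"dx":0,"dy":-0.95,"dz":-0.1,"wx":0,"wy":0,"wz":0,"jaw":0.5}
    - {"dx":0,"dy":-0.95,"dz":-0.1,"wx":0,"wy":0,"wz":0,"jaw":0.5}
    - {"dx":-0.84,"dy":-0.52,"dz":-0.05,"wx":0,"wy":0,"wz":0.8,"jaw":0.5}
    - {"dx":-0.88,"dy":-0.45,"dz":-0.05,"wx":0,"wy":0,"wz":0.8,"jaw":0.5}
    - {"dx":-0.92,"dy":-0.38,"dz":-0.05,"wx":0,"wy":0,"wz":0.8,"jaw":0.5}

```text
time: 1.35
tool_pos: [0.2366, 0.3643, 0.2572]
tcp_rot: [1.008, 2.975, 0.001]
wrist_force: [0.7, 0.3, 0.0]
width: 0.498
```

Call:
apply_moves:
  targets:
    - {"dx":-0.94,"dy":-0.3,"dz":0,"wx":0,"wy":0,"wz":0.8,"jaw":0.5}
    - {"dx":-0.97,"dy":-0.22,"dz":0,"wx":0,"wy":0,"wz":0.8,"jaw":0.5}
    - {"dx":-0.98,"dy":-0.14,"dz":0,"wx":0,"wy":0,"wz":0.8,"jaw":0.5}
    - {"dx":-0.99,"dy":-0.05,"dz":0,"wx":0,"wy":0,"wz":0.8,"jaw":0.5}
    - {"dx":-0.99,"dy":0.03,"dz":0,"wx":0,"wy":0,"wz":0.8,"jaw":0.5}

```text
time: 1.85
tool_pos: [0.3225, 0.2426, 0.2571]
tcp_rot: [1.606, 2.7, 0.001]
wrist_force: [0.1, -0.3, -0.4]
width: 0.497
```

Call:
apply_moves:
  targets:
    - {"dx":-0.98,"dy":0.11,"dz":0,"wx":0,"wy":0,"wz":0.8,"jaw":0.5}
    - {"dx":-0.97,"dy":0.19,"dz":0,"wx":0,"wy":0,"wz":0.8,"jaw":0.5}
    - {"dx":-0.95,"dy":0.27,"dz":0,"wx":0,"wy":0,"wz":0.8,"jaw":0.5}
    - {"dx":-0.93,"dy":0.35,"dz":0,"wx":0,"wy":0,"wz":0.8,"jaw":0.5}
    - {"dx":-0.89,"dy":0.43,"dz":0,"wx":0,"wy":0,"wz":0.8,"jaw":0.5}

```text
time: 2.35
tool_pos: [0.4077, 0.1211, 0.2571]
tcp_rot: [2.133, 2.306, 0.001]
wrist_force: [1.0, 0.4, -0.6]
width: 0.499
```

Call:
apply_moves:
  targets:
    - {"dx":-0.85,"dy":0.5,"dz":0,"wx":0,"wy":0,"wz":0.8,"jaw":0.5}
    - {"dx":-0.95,"dy":0.1,"dz":0,"wx":0,"wy":0,"wz":0,"jaw":0.5}
    - {"dx":-0.95,"dy":0.1,"dz":0,"wx":0,"wy":0,"wz":0,"jaw":0.5}
    - {"dx":-0.95,"dy":0.1,"dz":0,"wx":0,"wy":0,"wz":0,"jaw":0.5}
    - {"dx":-0.95,"dy":0.1,"dz":0,"wx":0,"wy":0,"wz":0,"jaw":0.5}

```text
time: 2.85
tool_pos: [0.436, -0.0172, 0.257]
tcp_rot: [2.223, 2.219, 0.001]
wrist_force: [1.2, -0.2, 0.1]
width: 0.499
```

Call:
apply_moves:
  targets:
    - {"dx":-0.95,"dy":0.25,"dz":0,"wx":0,"wy":0,"wz":0,"jaw":0.5}
    - {"dx":-0.95,"dy":0.25,"dz":0,"wx":0,"wy":0,"wz":0,"jaw":0.5}
    - {"dx":-0.95,"dy":0.25,"dz":0,"wx":0,"wy":0,"wz":0,"jaw":0.5}
    - {"dx":-0.95,"dy":0.25,"dz":0,"wx":0,"wy":0,"wz":0,"jaw":0.5}
    - {"dx":-0.95,"dy":0.25,"dz":0,"wx":0,"wy":0,"wz":0,"jaw":0.5}

```text
time: 3.35
tool_pos: [0.4734, -0.1598, 0.257]
tcp_rot: [2.223, 2.219, 0.0]
wrist_force: [0.1, 0.6, -0.0]
width: 0.503
```

Call:
apply_moves:
  targets:
    - {"dx":-0.95,"dy":0.25,"dz":0,"wx":0,"wy":0,"wz":0,"jaw":0.5}
    - {"dx":-0.95,"dy":0.25,"dz":0,"wx":0,"wy":0,"wz":0,"jaw":0.5}
    - {"dx":-0.95,"dy":0.25,"dz":0,"wx":0,"wy":0,"wz":0,"jaw":0.5}
    - {"dx":0,"dy":0,"dz":0,"wx":0,"wy":0,"wz":0,"jaw":0.5}

```text
time: 3.75
tool_pos: [0.4961, -0.2472, 0.2568]
tcp_rot: [2.226, 2.215, -0.001]
wrist_force: [-0.1, 0.1, -0.0]
width: 0.5
```

```bash
cat >> h.py <<'E'
def wrist():
    s=bot.read_state(); c=cams.read_camera("wrist")
    T=np.eye(4); T[:3,:3]=R.from_rotvec(s["tcp_rot"]).as_matrix(); T[:3,3]=s["tool_pos"]
    return c,T@np.array(c["T_tool_cam"]),s
def proj(c,T,p):
    q=(np.linalg.inv(T)@np.append(p,1))[:3]; return np.array([c["fx"]*q[0]/q[2]+c["cx"],c["fy"]*q[1]/q[2]+c["cy"]])
def ray(c,T,u,v,z):
    d=T[:3,:3]@np.array([(u-c["cx"])/c["fx"],(v-c["cy"])/c["fy"],1]); o=T[:3,3]; return o+d*(z-o[2])/d[2]
E
python3 - <<'E'
from h import *
c,T,s=wrist(); print(s["tool_pos"]); save(c,"w1.png",s=1.4); P=cloud(c,T)
np.savez("w1.npz",P=P,col=c["color"])
m=(P[...,2]>0.074)&(P[...,2]<0.12)
n,l,stt,ce=cv2.connectedComponentsWithStats(m.astype(np.uint8))
for i in range(1,n):
    if stt[i,4]>60:
        q=P[l==i]; print(ce[i].round(0),stt[i,4],((q.min(0)+q.max(0))/2).round(4),q.mean(0).round(4))
E
```

```text
[ 0.49614277 -0.24716165  0.25675882]
[329. 174.] 514 [ 0.5399 -0.2346  0.0792] [ 0.5396 -0.2339  0.081 ]
[251. 175.] 512 [ 0.4646 -0.2351  0.0791] [ 0.4651 -0.2344  0.081 ]
[452. 202.] 982 [ 0.6641 -0.2643  0.0757] [ 0.6642 -0.2641  0.0751]
[332. 239.] 450 [ 0.545  -0.3012  0.0793] [ 0.5448 -0.3005  0.0808]
[261. 245.] 448 [ 0.4731 -0.3085  0.079 ] [ 0.4734 -0.3073  0.0808]
[544. 291.] 899 [ 0.7799 -0.362   0.0827] [ 0.77   -0.3587  0.0837]
[262. 304.] 397 [ 0.4726 -0.3768  0.0788] [ 0.4729 -0.3754  0.0807]
[ 63. 335.] 812 [ 0.259  -0.4166  0.0853] [ 0.2567 -0.4076  0.0871]
[107. 372.] 135 [ 0.2966 -0.4526  0.0855] [ 0.2981 -0.4548  0.0897]
```

View pics/w1.png

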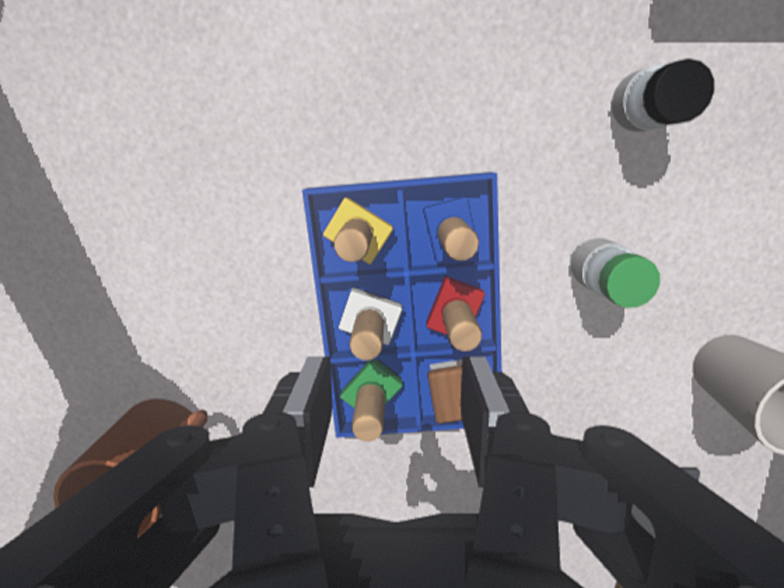

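Five stamps seen, with yellow and blue in the top row, then white and red, then green and the brush. Next I rectify at the mount-top height to read the mount angles.

```bash
cat >> h.py <<'E'
def rectify(c,T,x0,x1,y0,y1,z,ppm=3000):
    # image: right = -y? keep right=+x, up=+y
    W=int((x1-x0)*ppm);H=int((y1-y0)*ppm)
    src=np.float32([proj(c,T,(x,y,z)) for x,y in((x0,y1),(x1,y1),(x1,y0),(x0,y0))]); dst=np.float32([(0,0),(W,0),(W,H),(0,H)])
    return cv2.warpPerspective(np.ascontiguousarray(c["color"][:,:,::-1]),cv2.getPerspectiveTransform(src,dst),(W,H),flags=cv2.INTER_CUBIC)
E
python3 - <<'E'
from h import *
c,T,s=wrist()
im=rectify(c,T,.42,.59,-.42,-.19,.022,2600); cv2.imwrite("pics/rect1.png",im)
im=rectify(c,T,.42,.59,-.42,-.19,.022,4000)
hsv=cv2.cvtColor(im,cv2.COLOR_BGR2HSV)
d={"yellow":((20,110,90),(34,255,255)),"red":((0,150,60),(6,255,255)),"green":((45,100,40),(80,255,255)),"white":((0,0,150),(180,40,255))}
for k,(a,b) in d.items():
    m=cv2.inRange(hsv,a,b); m=cv2.morphologyEx(m,cv2.MORPH_OPEN,np.ones((7,7)))
    n,l,st_,ce=cv2.connectedComponentsWithStats(m); 
    for i in range(1,n):
        if 4000<st_[i,4]<30000:
            r=cv2.minAreaRect(np.argwhere(l==i)[:,::-1].astype(np.float32)); (cx,cy),(w,h),a=r
            print(k,st_[i,4],"ctr",round(.42+cx/4000,4),round(-.19-cy/4000,4),"size mm",round(w/4,1),round(h/4,1),"edge angle world (mod90)",round(-a,1))
E
```

```text
yellow 14715 ctr 0.465 -0.2341 size mm 45.2 36.1 edge angle world (mod90) -32.7
green 14569 ctr 0.4728 -0.3749 size mm 38.3 47.7 edge angle world (mod90) -40.2
white 27971 ctr 0.4811 -0.2655 size mm 151.0 122.2 edge angle world (mod90) -90.0
white 23668 ctr 0.5819 -0.2734 size mm 15.2 166.7 edge angle world (mod90) -0.0
white 15571 ctr 0.4733 -0.3071 size mm 45.5 38.0 edge angle world (mod90) -19.7
```

View pics/rect1.png

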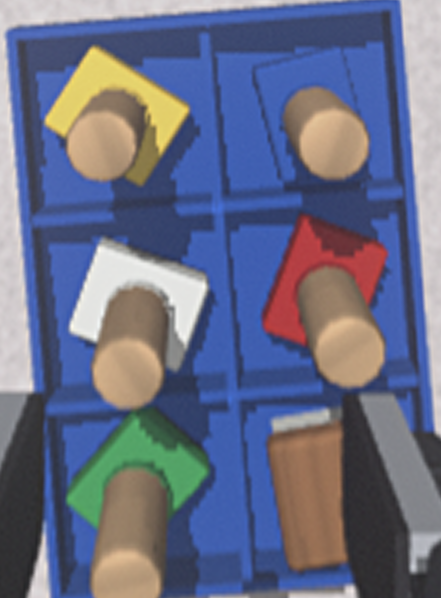

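```bash
python3 - <<'E'
from h import *
plan((0.465,-0.2345,0.15,147),(0.465,-0.2345,0.045,147))
E
```

```text
at [ 0.4954 -0.2443  0.2565] psi 89.8 tilt 0.06 t 3.85 F [ 0.2  0.7 -0.7] w 0.498
-> (0.465, -0.2345, 0.15, 147) 10 rows
1 d [0.032, -0.101, 0.355] w [-0.0, -0.001, -0.953]
2 d [0.042, -0.097, 0.355] w [-0.0, -0.001, -0.953]
3 d [0.052, -0.093, 0.355] w [-0.0, -0.001, -0.953]
4 d [0.061, -0.087, 0.355] w [-0.0, -0.001, -0.953]
5 d [0.069, -0.081, 0.355] w [-0.0, -0.001, -0.953]
6 d [0.077, -0.073, 0.355] w [-0.0, -0.001, -0.953]
7 d [0.084, -0.065, 0.355] w [-0.0, -0.001, -0.953]
8 d [0.09, -0.057, 0.355] w [-0.0, -0.001, -0.953]
9 d [0.095, -0.047, 0.355] w [-0.0, -0.001, -0.953]
10 d [0.099, -0.038, 0.355] w [-0.0, -0.001, -0.953]
-> (0.465, -0.2345, 0.045, 147) 4 rows
1 d [0.0, -0.0, 0.875] w [0.0, -0.0, -0.0]
2 d [0.0, -0.0, 0.875] w [0.0, -0.0, -0.0]
3 d [0.0, -0.0, 0.875] w [0.0, -0.0, -0.0]
4 d [0.0, -0.0, 0.875] w [0.0, -0.0, -0.0]
```

Call:
apply_moves:
  targets:
    - {"dx":0.03,"dy":-0.1,"dz":0.35,"wx":0,"wy":0,"wz":-0.95,"jaw":0.5}
    - {"dx":0.04,"dy":-0.1,"dz":0.35,"wx":0,"wy":0,"wz":-0.95,"jaw":0.5}
    - {"dx":0.05,"dy":-0.09,"dz":0.35,"wx":0,"wy":0,"wz":-0.95,"jaw":0.5}
    - {"dx":0.06,"dy":-0.09,"dz":0.35,"wx":0,"wy":0,"wz":-0.95,"jaw":0.5}
    - {"dx":0.07,"dy":-0.08,"dz":0.35,"wx":0,"wy":0,"wz":-0.95,"jaw":0.5}

```text
time: 4.35
tool_pos: [0.48, -0.238, 0.204]
tcp_rot: [-1.602, -2.703, -0.001]
wrist_force: [-0.4, -0.6, -0.2]
width: 0.498
```

Call:
apply_moves:
  targets:
    - {"dx":0.08,"dy":-0.07,"dz":0.35,"wx":0,"wy":0,"wz":-0.95,"jaw":0.5}
    - {"dx":0.08,"dy":-0.06,"dz":0.35,"wx":0,"wy":0,"wz":-0.95,"jaw":0.5}
    - {"dx":0.09,"dy":-0.06,"dz":0.35,"wx":0,"wy":0,"wz":-0.95,"jaw":0.5}
    - {"dx":0.1,"dy":-0.05,"dz":0.35,"wx":0,"wy":0,"wz":-0.95,"jaw":0.5}
    - {"dx":0.1,"dy":-0.04,"dz":0.35,"wx":0,"wy":0,"wz":-0.95,"jaw":0.5}

```text
time: 4.85
tool_pos: [0.4648, -0.233, 0.1516]
tcp_rot: [0.887, 3.014, 0.001]
wrist_force: [0.9, 0.3, 0.5]
width: 0.499
```

```bash
python3 - <<'E'
from h import *
plan((0.465,-0.2345,0.045,147))
c,T,s=wrist(); P=cloud(c,T); save(c,"w2.png")
m=(P[...,2]>0.074)&(P[...,2]<0.09)
n,l,stt,ce=cv2.connectedComponentsWithStats(m.astype(np.uint8))
for i in range(1,n):
    if stt[i,4]>60:
        q=P[l==i]; print(ce[i].round(0),stt[i,4],((q.min(0)+q.max(0))/2).round(4),q.mean(0).round(4))
E
```

```text
at [ 0.4648 -0.233   0.1516] psi 147.2 tilt 0.02 t 4.85 F [0.9 0.3 0.5] w 0.499
-> (0.465, -0.2345, 0.045, 147) 4 rows
1 d [-0.008, -0.01, 0.888] w [0.001, -0.0, 0.008]
2 d [-0.008, -0.01, 0.888] w [0.001, -0.0, 0.008]
3 d [-0.008, -0.01, 0.888] w [0.001, -0.0, 0.008]
4 d [-0.008, -0.01, 0.888] w [0.001, -0.0, 0.008]
[281. 222.] 1012 [ 0.4643 -0.2351  0.0788] [ 0.4634 -0.2342  0.0809]
[191. 280.] 207 [ 0.4663 -0.3105  0.0786] [ 0.4647 -0.311   0.08  ]
[327. 307.] 218 [ 0.538  -0.241   0.0787] [ 0.5355 -0.2414  0.0802]
[265. 352.] 802 [ 0.5455 -0.3015  0.0786] [ 0.5433 -0.3004  0.0804]
```

View pics/w2.png

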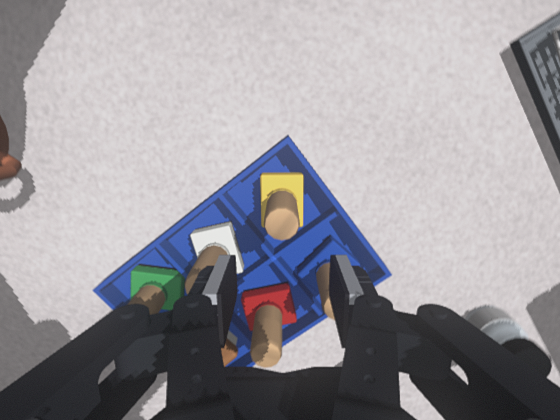

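The yellow mount's edges are square to the image, so the yaw is right and I descend.

Call:
apply_moves:
  targets:
    - {"dx":-0.01,"dy":-0.01,"dz":0.89,"wx":0,"wy":0,"wz":0,"jaw":0.5}
    - {"dx":-0.01,"dy":-0.01,"dz":0.89,"wx":0,"wy":0,"wz":0,"jaw":0.5}
    - {"dx":-0.01,"dy":-0.01,"dz":0.89,"wx":0,"wy":0,"wz":0,"jaw":0.5}
    - {"dx":-0.01,"dy":-0.01,"dz":0.89,"wx":0,"wy":0,"wz":0,"jaw":0.5}

```text
time: 5.3
tool_pos: [0.4658, -0.2352, 0.0448]
tcp_rot: [0.896, 3.01, 0.0]
wrist_force: [0.3, -0.0, -0.2]
width: 0.499
```

Call:
apply_moves:
  targets:
    - {"dx":0,"dy":0,"dz":0,"wx":0,"wy":0,"wz":0,"jaw":0.1}
    - {"dx":0,"dy":0,"dz":0,"wx":0,"wy":0,"wz":0,"jaw":0.1}
    - {"dx":0,"dy":0,"dz":0,"wx":0,"wy":0,"wz":0,"jaw":0.1}
    - {"dx":0,"dy":0,"dz":0,"wx":0,"wy":0,"wz":0,"jaw":0.1}
  newtons: 60

```text
time: 5.7
tool_pos: [0.467, -0.2367, 0.0469]
tcp_rot: [0.894, 3.008, -0.001]
wrist_force: [0.7, 0.5, 0.2]
width: 0.279
```

Call:
apply_moves:
  targets:
    - {"dx":0,"dy":0,"dz":-0.8,"wx":0,"wy":0,"wz":0,"jaw":0.1}
    - {"dx":0,"dy":0,"dz":-1,"wx":0,"wy":0,"wz":0,"jaw":0.1}
    - {"dx":0,"dy":0,"dz":-1,"wx":0,"wy":0,"wz":0,"jaw":0.1}
    - {"dx":0,"dy":0,"dz":-1,"wx":0,"wy":0,"wz":0,"jaw":0.1}
    - {"dx":0,"dy":0,"dz":-1,"wx":0,"wy":0,"wz":0,"jaw":0.1}

```text
time: 6.2
tool_pos: [0.4659, -0.2363, 0.1917]
tcp_rot: [0.895, 3.009, -0.001]
wrist_force: [0.7, -0.3, -0.9]
width: 0.278
```

```bash
python3 - <<'E'
from h import *
plan((0.44,-0.09,0.25,173))
E
```

```text
at [ 0.4659 -0.2363  0.1917] psi 146.9 tilt 0.13 t 6.2 F [ 0.7 -0.3 -0.9] w 0.278
-> (0.44, -0.09, 0.25, 173) 6 rows
1 d [0.564, 0.602, -0.325] w [-0.001, 0.004, -0.726]
2 d [0.516, 0.643, -0.325] w [-0.001, 0.004, -0.726]
3 d [0.466, 0.68, -0.325] w [-0.001, 0.004, -0.726]
4 d [0.413, 0.714, -0.324] w [-0.001, 0.004, -0.726]
5 d [0.358, 0.743, -0.324] w [-0.001, 0.004, -0.726]
6 d [0.301, 0.768, -0.324] w [-0.001, 0.004, -0.726]
```

```bash
cat >> h.py <<'E'
RK=[0.5654,0.1064,-5.3]
def cell(i,j):
    t=np.radians(RK[2]); x=[-.058,0,.058][i]; y=[-.072,.072][j]
    return np.array([RK[0]+x*np.cos(t)-y*np.sin(t),RK[1]+x*np.sin(t)+y*np.cos(t)])
E
python3 - <<'E'
from h import *
p=cell(0,0); plan((p[0],p[1],0.22,174.7))
E
```

```text
at [ 0.4659 -0.2363  0.1917] psi 146.9 tilt 0.13 t 6.2 F [ 0.7 -0.3 -0.9] w 0.278
-> (np.float64(0.5009972852091419), np.float64(0.04006531580261066), 0.22, 174.7) 10 rows
1 d [0.405, 0.835, -0.095] w [-0.0, 0.002, -0.464]
2 d [0.364, 0.854, -0.095] w [-0.0, 0.002, -0.464]
3 d [0.322, 0.871, -0.095] w [-0.0, 0.002, -0.464]
4 d [0.28, 0.885, -0.095] w [-0.0, 0.002, -0.464]
5 d [0.236, 0.898, -0.095] w [-0.0, 0.002, -0.464]
6 d [0.192, 0.908, -0.095] w [-0.0, 0.002, -0.464]
7 d [0.148, 0.917, -0.095] w [-0.0, 0.002, -0.464]
8 d [0.103, 0.923, -0.094] w [-0.0, 0.002, -0.464]
9 d [0.059, 0.927, -0.094] w [-0.0, 0.002, -0.464]
10 d [0.014, 0.928, -0.094] w [-0.0, 0.002, -0.464]
```

Call:
apply_moves:
  targets:
    - {"dx":0.4,"dy":0.83,"dz":-0.1,"wx":0,"wy":0,"wz":-0.46,"jaw":0.1}
    - {"dx":0.36,"dy":0.85,"dz":-0.1,"wx":0,"wy":0,"wz":-0.46,"jaw":0.1}
    - {"dx":0.32,"dy":0.87,"dz":-0.1,"wx":0,"wy":0,"wz":-0.46,"jaw":0.1}
    - {"dx":0.28,"dy":0.88,"dz":-0.1,"wx":0,"wy":0,"wz":-0.46,"jaw":0.1}
    - {"dx":0.24,"dy":0.9,"dz":-0.1,"wx":0,"wy":0,"wz":-0.46,"jaw":0.1}

```text
time: 6.7
tool_pos: [0.4836, -0.0975, 0.2057]
tcp_rot: [0.524, 3.095, -0.0]
wrist_force: [0.3, 0.4, 0.5]
width: 0.273
```

Call:
apply_moves:
  targets:
    - {"dx":0.19,"dy":0.91,"dz":-0.1,"wx":0,"wy":0,"wz":-0.46,"jaw":0.1}
    - {"dx":0.15,"dy":0.92,"dz":-0.1,"wx":0,"wy":0,"wz":-0.46,"jaw":0.1}
    - {"dx":0.1,"dy":0.92,"dz":-0.1,"wx":0,"wy":0,"wz":-0.46,"jaw":0.1}
    - {"dx":0.06,"dy":0.93,"dz":-0.1,"wx":0,"wy":0,"wz":-0.46,"jaw":0.1}
    - {"dx":0.01,"dy":0.93,"dz":-0.1,"wx":0,"wy":0,"wz":-0.46,"jaw":0.1}

```text
time: 7.2
tool_pos: [0.5017, 0.041, 0.2206]
tcp_rot: [0.148, 3.136, 0.0]
wrist_force: [-0.0, 0.2, -1.8]
width: 0.278
```

Call:
apply_moves:
  targets:
    - {"dx":0,"dy":0,"dz":1,"wx":0,"wy":0,"wz":0,"jaw":0.1}
    - {"dx":0,"dy":0,"dz":1,"wx":0,"wy":0,"wz":0,"jaw":0.1}
    - {"dx":0,"dy":0,"dz":1,"wx":0,"wy":0,"wz":0,"jaw":0.1}
    - {"dx":0,"dy":0,"dz":0,"wx":0,"wy":0,"wz":0,"jaw":0.1}

```text
time: 7.6
tool_pos: [0.4979, 0.0399, 0.1258]
tcp_rot: [-0.151, -3.131, 0.001]
wrist_force: [-1.5, 0.6, -1.6]
width: 0.28
```

```bash
python3 - <<'E'
from h import *
p=cell(0,0); plan((p[0],p[1],0.055,174.7))
c,T,s=wrist(); save(c,"w3.png",s=1.4); P=cloud(c,T); np.savez("w3.npz",P=P,col=c["color"])
E
```

```text
at [0.4979 0.0399 0.1258] psi 174.5 tilt 0.41 t 7.6 F [-1.5  0.6 -1.6] w 0.28
-> (np.float64(0.5009972852091419), np.float64(0.04006531580261066), 0.055, 174.7) 3 rows
1 d [-0.04, 0.006, 0.786] w [-0.003, -0.023, -0.011]
2 d [-0.038, 0.005, 0.786] w [-0.003, -0.023, -0.011]
3 d [-0.036, 0.005, 0.786] w [-0.003, -0.023, -0.011]
```

View pics/w3.png

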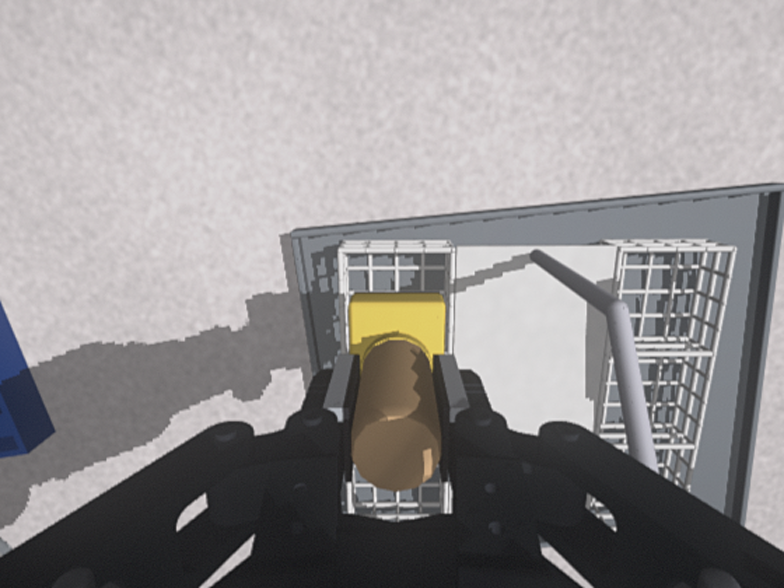

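```bash
python3 - <<'E'
from h import *
c,T,s=wrist()
a=ray(c,T,341/1.4,243/1.4,.030); b=ray(c,T,735/1.4,247/1.4,.030)
print(a,b,np.linalg.norm(a-b)); d=(b-a)[:2]; yaw=np.degrees(np.arctan2(d[1],d[0]))-90; t=np.radians(yaw)
mid=(a+b)[:2]/2; print("yaw",yaw,"centre",mid+.089*np.array([np.cos(t),np.sin(t)]))
p=cell(0,0);print(p)
# stamp mount: bottom-left top edge etc at z
z=s["tool_pos"][2]-.041
for u,v in((350,294),(445,294)): print("mount top edge", ray(c,T,u/1.4,v/1.4,z+.018))
save(c,"w3c.png",(230,160,340,370),2.8)
E
```

```text
[0.46770971 0.01390555 0.03      ] [0.48924598 0.21612778 0.03      ] 0.20336577799129854
yaw -6.078974997634205 centre [0.56697738 0.10559164]
[0.50099729 0.04006532]
mount top edge [0.47455085 0.02484638 0.1050663 ]
mount top edge [0.47787213 0.05942958 0.1050663 ]
```

View pics/w3c.png

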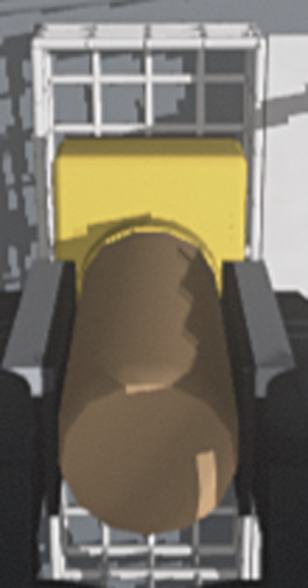

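Seen over cell (-58,-72), the stamp is square with the cell and needs about 3 mm towards +x. Lowering now.

Call:
apply_moves:
  targets:
    - {"dx":-0.1,"dy":0,"dz":0.7,"wx":0,"wy":0,"wz":0,"jaw":0.1}
    - {"dx":-0.02,"dy":0,"dz":0.7,"wx":0,"wy":0,"wz":0,"jaw":0.1}
    - {"dx":0,"dy":0,"dz":0.6,"wx":0,"wy":0,"wz":0,"jaw":0.1}
    - {"dx":0,"dy":0,"dz":0,"wx":0,"wy":0,"wz":0,"jaw":0.1}

```text
time: 8.1
tool_pos: [0.5053, 0.0394, 0.0695]
tcp_rot: [0.151, 3.138, 0.0]
wrist_force: [0.1, 0.1, -0.9]
width: 0.275
```

```bash
sed -i 's/^RK=.*/RK=[0.5663,0.106,-5.6]/' h.py; python3 - <<'E'
from h import *
p=cell(0,0); plan((p[0],p[1],0.050,174.6))
c,T,s=wrist(); save(c,"w4.png",s=1.4)
E
```

```text
at [0.5053 0.0394 0.0695] psi 174.5 tilt 0.02 t 8.1 F [ 0.1  0.1 -0.9] w 0.275
-> (np.float64(0.5015508420183951), np.float64(0.04000343538733882), 0.05, 174.6) 1 rows
1 d [0.127, 0.009, 0.65] w [0.0, 0.003, -0.021]
```

View pics/w4.png

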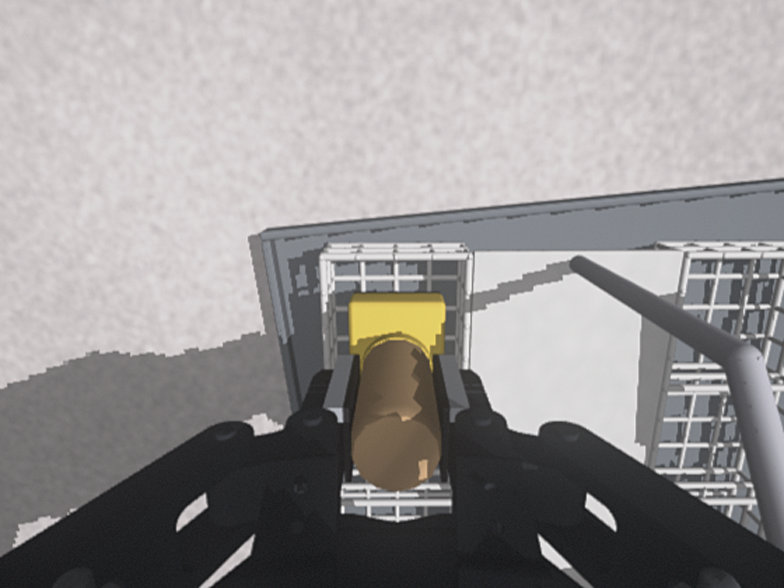

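```bash
python3 - <<'E'
from h import *
p=cell(0,0); 
for i in range(4):
    plan((p[0],p[1],0.050,174.6)); c,T,s=wrist()
a=ray(c,T,321/1.4,245/1.4,.030); print(a)
for u,v in((350,294),(445,294)): print("mount top edge", ray(c,T,u/1.4,v/1.4,s["tool_pos"][2]-.041+.018))
E
```

```text
at [0.506  0.0394 0.0705] psi 174.5 tilt 0.09 t 8.15 F [-0.3 -1.   0.5] w 0.279
-> (np.float64(0.5015508420183951), np.float64(0.04000343538733882), 0.05, 174.6) 1 rows
1 d [0.149, 0.006, 0.684] w [0.002, 0.015, -0.021]
at [0.5065 0.0395 0.0711] psi 174.5 tilt 0.16 t 8.2 F [0.6 0.3 0.3] w 0.277
-> (np.float64(0.5015508420183951), np.float64(0.04000343538733882), 0.05, 174.6) 1 rows
1 d [0.167, 0.002, 0.702] w [0.003, 0.027, -0.02]
at [0.5067 0.0395 0.0713] psi 174.5 tilt 0.21 t 8.25 F [-0.3  1.5 -0.6] w 0.277
-> (np.float64(0.5015508420183951), np.float64(0.04000343538733882), 0.05, 174.6) 1 rows
1 d [0.176, 0.001, 0.71] w [0.004, 0.034, -0.02]
at [0.5067 0.0395 0.0712] psi 174.5 tilt 0.21 t 8.3 F [ 0.1  0.8 -0.5] w 0.28
-> (np.float64(0.5015508420183951), np.float64(0.04000343538733882), 0.05, 174.6) 1 rows
1 d [0.175, -0.0, 0.707] w [0.004, 0.035, -0.02]
[0.46581069 0.01324356 0.03      ]
mount top edge [0.48168529 0.02447741 0.04823722]
mount top edge [0.4850164  0.05902513 0.04823722]
```

Call:
apply_moves:
  targets:
    - {"dx":0,"dy":0,"dz":0,"wx":0,"wy":0,"wz":0,"jaw":0.1}
    - {"dx":0,"dy":0,"dz":0,"wx":0,"wy":0,"wz":0,"jaw":0.1}
    - {"dx":0,"dy":0,"dz":0,"wx":0,"wy":0,"wz":0,"jaw":0.1}

```text
time: 8.65
tool_pos: [0.505, 0.0395, 0.0693]
tcp_rot: [0.151, 3.137, 0.0]
wrist_force: [0.1, 0.2, -1.0]
width: 0.277
```

Call:
apply_moves:
  targets:
    - {"dx":0,"dy":0,"dz":0,"wx":0,"wy":0,"wz":0,"jaw":0.1}
    - {"dx":0,"dy":0,"dz":0,"wx":0,"wy":0,"wz":0,"jaw":0.1}
    - {"dx":0,"dy":0,"dz":0,"wx":0,"wy":0,"wz":0,"jaw":0.1}

```text
time: 8.95
tool_pos: [0.5048, 0.0395, 0.0689]
tcp_rot: [-0.151, -3.138, 0.0]
wrist_force: [0.5, 0.3, -0.6]
width: 0.279
```

Call:
apply_moves:
  targets:
    - {"dx":0.11,"dy":0,"dz":0,"wx":0,"wy":0,"wz":0,"jaw":0.1}
    - {"dx":0,"dy":0,"dz":0.3,"wx":0,"wy":0,"wz":0,"jaw":0.1}
    - {"dx":0,"dy":0,"dz":0.3,"wx":0,"wy":0,"wz":0,"jaw":0.1}
    - {"dx":0,"dy":0,"dz":0,"wx":0,"wy":0,"wz":0,"jaw":0.1}
    - {"dx":0,"dy":0,"dz":0,"wx":0,"wy":0,"wz":0,"jaw":0.1}

```text
time: 9.45
tool_pos: [0.5009, 0.0398, 0.0502]
tcp_rot: [-0.151, -3.136, 0.0]
wrist_force: [0.3, 0.2, -0.4]
width: 0.276
```

```bash
python3 - <<'E'
from h import *
p=cell(0,0); plan((p[0],p[1],0.050,174.6))
c,T,s=wrist(); save(c,"w5.png",s=1.4)
E
```

```text
at [0.5009 0.0398 0.0502] psi 174.5 tilt 0.1 t 9.45 F [ 0.3  0.2 -0.4] w 0.276
-> (np.float64(0.5015508420183951), np.float64(0.04000343538733882), 0.05, 174.6) 1 rows
1 d [-0.021, 0.009, 0.005] w [-0.002, -0.016, -0.018]
```

View pics/w5.png

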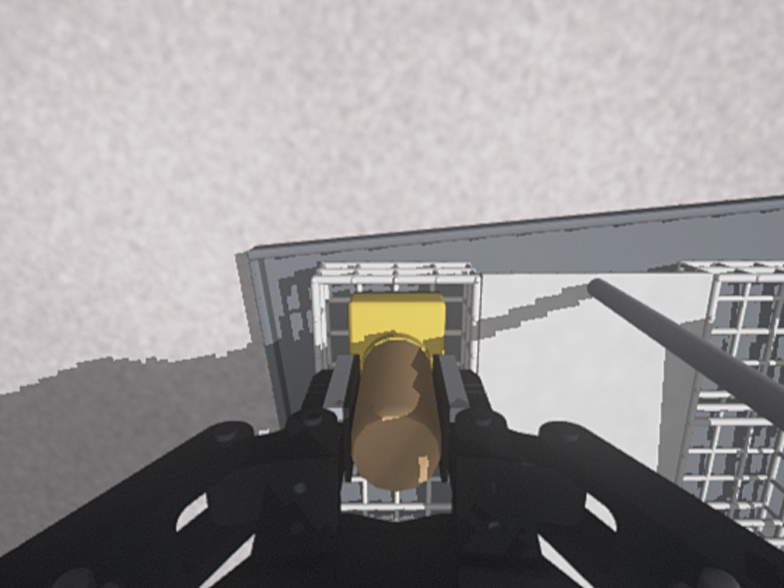

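Yellow is inside its cell. Releasing it.

Call:
apply_moves:
  targets:
    - {"dx":0,"dy":0,"dz":0,"wx":0,"wy":0,"wz":0,"jaw":0.5}
    - {"dx":0,"dy":0,"dz":0,"wx":0,"wy":0,"wz":0,"jaw":0.5}
    - {"dx":0,"dy":0,"dz":-0.7,"wx":0,"wy":0,"wz":0,"jaw":0.5}
    - {"dx":0,"dy":0,"dz":-1,"wx":0,"wy":0,"wz":0,"jaw":0.5}
    - {"dx":0,"dy":0,"dz":-1,"wx":0,"wy":0,"wz":0,"jaw":0.5}

```text
time: 10.0
tool_pos: [0.5012, 0.0398, 0.1327]
tcp_rot: [-0.151, -3.137, 0.0]
wrist_force: [0.7, -0.5, -0.2]
width: 0.499
```

```bash
python3 - <<'E'
from h import *
c,T,s=wrist(); save(c,"w6.png")
plan((0.473,-0.308,0.16,159),(0.473,-0.308,0.045,159))
E
```

```text
at [0.5052 0.04   0.1387] psi 174.5 tilt 0.49 t 10.05 F [1.7 0.  3.7] w 0.503
-> (0.473, -0.308, 0.16, 159) 12 rows
1 d [-0.004, -0.971, -0.06] w [0.002, 0.007, 0.215]
2 d [-0.026, -0.97, -0.06] w [0.002, 0.007, 0.215]
3 d [-0.048, -0.97, -0.06] w [0.002, 0.007, 0.215]
4 d [-0.07, -0.968, -0.06] w [0.002, 0.007, 0.215]
5 d [-0.091, -0.966, -0.06] w [0.002, 0.007, 0.215]
6 d [-0.113, -0.964, -0.06] w [0.002, 0.007, 0.215]
7 d [-0.135, -0.961, -0.059] w [0.002, 0.007, 0.215]
8 d [-0.156, -0.958, -0.059] w [0.002, 0.007, 0.215]
9 d [-0.178, -0.954, -0.059] w [0.002, 0.007, 0.215]
10 d [-0.199, -0.95, -0.059] w [0.002, 0.007, 0.215]
11 d [-0.221, -0.945, -0.059] w [0.002, 0.007, 0.215]
12 d [-0.242, -0.94, -0.059] w [0.002, 0.007, 0.215]
-> (0.473, -0.308, 0.045, 159) 4 rows
1 d [-0.0, -0.0, 0.958] w [0.0, 0.0, 0.0]
2 d [-0.0, -0.0, 0.958] w [0.0, 0.0, 0.0]
3 d [-0.0, -0.0, 0.958] w [0.0, 0.0, 0.0]
4 d [-0.0, -0.0, 0.958] w [0.0, 0.0, 0.0]
```

View pics/w6.png

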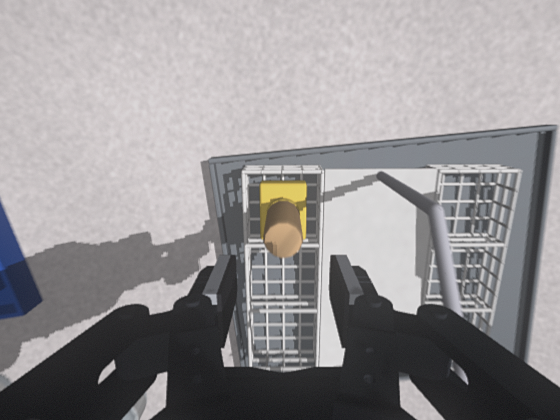

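Yellow stands upright in its cell at (283,215). White is next.

Call:
apply_moves:
  targets:
    - {"dx":-0.01,"dy":-0.97,"dz":-0.06,"wx":0,"wy":0,"wz":0.22,"jaw":0.5}
    - {"dx":-0.03,"dy":-0.97,"dz":-0.06,"wx":0,"wy":0,"wz":0.22,"jaw":0.5}
    - {"dx":-0.05,"dy":-0.97,"dz":-0.06,"wx":0,"wy":0,"wz":0.22,"jaw":0.5}
    - {"dx":-0.07,"dy":-0.97,"dz":-0.06,"wx":0,"wy":0,"wz":0.22,"jaw":0.5}
    - {"dx":-0.09,"dy":-0.97,"dz":-0.06,"wx":0,"wy":0,"wz":0.22,"jaw":0.5}

```text
time: 10.55
tool_pos: [0.4885, -0.1065, 0.1414]
tcp_rot: [0.332, 3.123, -0.0]
wrist_force: [0.1, 0.2, -0.4]
width: 0.502
```

Call:
apply_moves:
  targets:
    - {"dx":-0.11,"dy":-0.96,"dz":-0.06,"wx":0,"wy":0,"wz":0.22,"jaw":0.5}
    - {"dx":-0.13,"dy":-0.96,"dz":-0.06,"wx":0,"wy":0,"wz":0.22,"jaw":0.5}
    - {"dx":-0.16,"dy":-0.96,"dz":-0.06,"wx":0,"wy":0,"wz":0.22,"jaw":0.5}
    - {"dx":-0.18,"dy":-0.95,"dz":-0.06,"wx":0,"wy":0,"wz":0.22,"jaw":0.5}
    - {"dx":-0.2,"dy":-0.95,"dz":-0.06,"wx":0,"wy":0,"wz":0.22,"jaw":0.5}

```text
time: 11.05
tool_pos: [0.4745, -0.2514, 0.1503]
tcp_rot: [0.512, 3.099, -0.0]
wrist_force: [0.8, 0.7, -0.3]
width: 0.504
```

Call:
apply_moves:
  targets:
    - {"dx":-0.22,"dy":-0.94,"dz":-0.06,"wx":0,"wy":0,"wz":0.22,"jaw":0.5}
    - {"dx":-0.24,"dy":-0.94,"dz":-0.06,"wx":0,"wy":0,"wz":0.22,"jaw":0.5}
    - {"dx":0,"dy":0,"dz":0,"wx":0,"wy":0,"wz":0,"jaw":0.5}
    - {"dx":0,"dy":0,"dz":0,"wx":0,"wy":0,"wz":0,"jaw":0.5}
    - {"dx":0,"dy":0,"dz":0,"wx":0,"wy":0,"wz":0,"jaw":0.5}

```text
time: 11.55
tool_pos: [0.4687, -0.307, 0.1534]
tcp_rot: [-0.581, -3.087, -0.001]
wrist_force: [-0.8, 0.2, -0.2]
width: 0.498
```

```bash
cat >> h.py <<'E'
def look(name):
    c,T,s=wrist(); P=cloud(c,T); save(c,name)
    m=(P[...,2]>0.074)&(P[...,2]<0.09)
    n,l,stt,ce=cv2.connectedComponentsWithStats(m.astype(np.uint8))
    for i in range(1,n):
        if stt[i,4]>60:
            q=P[l==i]; print(ce[i].round(0),stt[i,4],((q.min(0)+q.max(0))/2).round(4),q.mean(0).round(4))
E
python3 - <<'E'
from h import *
look("w7.png")
plan((0.473,-0.308,0.045,159))
E
```

```text
[24. 34.] 1852 [ 0.3079 -0.4102  0.082 ] [ 0.3072 -0.4052  0.0806]
[283. 227.] 980 [ 0.4727 -0.3089  0.0787] [ 0.4717 -0.3085  0.0809]
[192. 260.] 897 [ 0.4722 -0.377   0.0788] [ 0.4708 -0.3761  0.0807]
[414. 274.] 955 [ 0.5401 -0.2348  0.0792] [ 0.538  -0.2355  0.0805]
[323. 311.] 575 [ 0.5449 -0.3061  0.0789] [ 0.5427 -0.3054  0.0806]
[419. 408.] 635 [ 0.6612 -0.2622  0.0754] [ 0.6606 -0.2621  0.0749]
at [ 0.4688 -0.3068  0.1534] psi 158.7 tilt 0.04 t 11.6 F [0.7 0.3 0.7] w 0.501
-> (0.473, -0.308, 0.045, 159) 4 rows
1 d [-0.037, 0.003, 0.903] w [0.001, -0.001, -0.012]
2 d [-0.037, 0.003, 0.903] w [0.001, -0.001, -0.012]
3 d [-0.037, 0.003, 0.903] w [0.001, -0.001, -0.012]
4 d [-0.037, 0.003, 0.903] w [0.001, -0.001, -0.012]
```

View pics/w7.png

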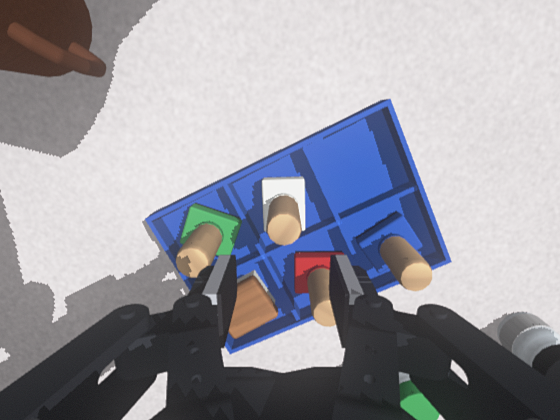

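Call:
apply_moves:
  targets:
    - {"dx":-0.04,"dy":0,"dz":0.9,"wx":0,"wy":0,"wz":0,"jaw":0.5}
    - {"dx":-0.04,"dy":0,"dz":0.9,"wx":0,"wy":0,"wz":0,"jaw":0.5}
    - {"dx":-0.04,"dy":0,"dz":0.9,"wx":0,"wy":0,"wz":0,"jaw":0.5}
    - {"dx":-0.02,"dy":0,"dz":0.9,"wx":0,"wy":0,"wz":0,"jaw":0.5}
    - {"dx":0,"dy":0,"dz":0,"wx":0,"wy":0,"wz":0,"jaw":0.5}

```text
time: 12.1
tool_pos: [0.4697, -0.3059, 0.0415]
tcp_rot: [-0.578, -3.08, -0.006]
wrist_force: [-0.8, 0.6, -0.9]
width: 0.498
```

Call:
apply_moves:
  targets:
    - {"dx":0,"dy":0,"dz":0,"wx":0,"wy":0,"wz":0,"jaw":0.5}
    - {"dx":0,"dy":0,"dz":0,"wx":0,"wy":0,"wz":0,"jaw":0.5}

```text
time: 12.3
tool_pos: [0.474, -0.3097, 0.0473]
tcp_rot: [0.58, 3.085, -0.002]
wrist_force: [0.1, -0.5, 0.6]
width: 0.498
```

Call:
apply_moves:
  targets:
    - {"dx":0,"dy":0,"dz":0,"wx":0,"wy":0,"wz":0,"jaw":0.1}
    - {"dx":0,"dy":0,"dz":0,"wx":0,"wy":0,"wz":0,"jaw":0.1}
    - {"dx":0,"dy":0,"dz":0,"wx":0,"wy":0,"wz":0,"jaw":0.1}
    - {"dx":0,"dy":0,"dz":0,"wx":0,"wy":0,"wz":0,"jaw":0.1}
  newtons: 60

```text
time: 12.7
tool_pos: [0.474, -0.3101, 0.0474]
tcp_rot: [0.582, 3.084, -0.002]
wrist_force: [-0.3, 0.6, 5.9]
width: 0.276
```

Call:
apply_moves:
  targets:
    - {"dx":0,"dy":0,"dz":-0.8,"wx":0,"wy":0,"wz":0,"jaw":0.1}
    - {"dx":0,"dy":0,"dz":-1,"wx":0,"wy":0,"wz":0,"jaw":0.1}
    - {"dx":0,"dy":0,"dz":-1,"wx":0,"wy":0,"wz":0,"jaw":0.1}
    - {"dx":0,"dy":0,"dz":-1,"wx":0,"wy":0,"wz":0,"jaw":0.1}

```text
time: 13.1
tool_pos: [0.4723, -0.3093, 0.1606]
tcp_rot: [-0.582, -3.087, -0.0]
wrist_force: [-0.2, -0.3, -0.9]
width: 0.275
```

```bash
python3 - <<'E'
from h import *
p=cell(1,0); plan((p[0],p[1],0.18,174.4),(p[0],p[1],0.09,174.4))
E
```

```text
at [ 0.4723 -0.3093  0.1606] psi 158.6 tilt 0.02 t 13.1 F [-0.2 -0.3 -0.9] w 0.275
-> (np.float64(0.5592740312173413), np.float64(0.03434362720130815), 0.18, 174.4) 12 rows
1 d [0.123, 0.977, -0.054] w [0.0, -0.0, -0.219]
2 d [0.1, 0.979, -0.054] w [0.0, -0.0, -0.219]
3 d [0.078, 0.981, -0.054] w [0.0, -0.0, -0.219]
4 d [0.055, 0.983, -0.054] w [0.0, -0.0, -0.219]
5 d [0.033, 0.984, -0.054] w [0.0, -0.0, -0.219]
6 d [0.01, 0.984, -0.054] w [0.0, -0.0, -0.219]
7 d [-0.012, 0.984, -0.054] w [0.0, -0.0, -0.219]
8 d [-0.035, 0.984, -0.054] w [0.0, -0.0, -0.219]
9 d [-0.057, 0.983, -0.054] w [0.0, -0.0, -0.219]
10 d [-0.08, 0.981, -0.054] w [0.0, -0.0, -0.219]
11 d [-0.102, 0.979, -0.054] w [0.0, -0.0, -0.219]
12 d [-0.125, 0.977, -0.054] w [0.0, -0.0, -0.219]
-> (np.float64(0.5592740312173413), np.float64(0.03434362720130815), 0.09, 174.4) 3 rows
1 d [0.0, 0.0, 1.0] w [-0.0, 0.0, 0.0]
2 d [0.0, 0.0, 1.0] w [-0.0, 0.0, 0.0]
3 d [0.0, 0.0, 1.0] w [-0.0, 0.0, 0.0]
```

Call:
apply_moves:
  targets:
    - {"dx":0.12,"dy":0.98,"dz":-0.05,"wx":0,"wy":0,"wz":-0.22,"jaw":0.1}
    - {"dx":0.1,"dy":0.98,"dz":-0.05,"wx":0,"wy":0,"wz":-0.22,"jaw":0.1}
    - {"dx":0.08,"dy":0.98,"dz":-0.05,"wx":0,"wy":0,"wz":-0.22,"jaw":0.1}
    - {"dx":0.06,"dy":0.98,"dz":-0.05,"wx":0,"wy":0,"wz":-0.22,"jaw":0.1}
    - {"dx":0.03,"dy":0.98,"dz":-0.05,"wx":0,"wy":0,"wz":-0.22,"jaw":0.1}

```text
time: 13.6
tool_pos: [0.5087, -0.1653, 0.1673]
tcp_rot: [0.402, 3.116, -0.0]
wrist_force: [0.3, -0.1, -0.0]
width: 0.28
```

Call:
apply_moves:
  targets:
    - {"dx":0.01,"dy":0.98,"dz":-0.05,"wx":0,"wy":0,"wz":-0.22,"jaw":0.1}
    - {"dx":-0.01,"dy":0.98,"dz":-0.05,"wx":0,"wy":0,"wz":-0.22,"jaw":0.1}
    - {"dx":-0.03,"dy":0.98,"dz":-0.05,"wx":0,"wy":0,"wz":-0.22,"jaw":0.1}
    - {"dx":-0.06,"dy":0.98,"dz":-0.05,"wx":0,"wy":0,"wz":-0.22,"jaw":0.1}
    - {"dx":-0.08,"dy":0.98,"dz":-0.05,"wx":0,"wy":0,"wz":-0.22,"jaw":0.1}

```text
time: 14.1
tool_pos: [0.5446, -0.0225, 0.1747]
tcp_rot: [0.222, 3.134, -0.0]
wrist_force: [1.1, 0.1, -0.4]
width: 0.278
```

Call:
apply_moves:
  targets:
    - {"dx":-0.1,"dy":0.98,"dz":-0.05,"wx":0,"wy":0,"wz":-0.22,"jaw":0.1}
    - {"dx":-0.12,"dy":0.98,"dz":-0.05,"wx":0,"wy":0,"wz":-0.22,"jaw":0.1}
    - {"dx":0,"dy":0,"dz":0,"wx":0,"wy":0,"wz":0,"jaw":0.1}
    - {"dx":0,"dy":0,"dz":0.9,"wx":0,"wy":0,"wz":0,"jaw":0.1}
    - {"dx":0,"dy":0,"dz":0.9,"wx":0,"wy":0,"wz":0,"jaw":0.1}

```text
time: 14.6
tool_pos: [0.5599, 0.0336, 0.1243]
tcp_rot: [0.15, 3.135, -0.001]
wrist_force: [0.6, -0.4, -0.6]
width: 0.274
```

Call:
apply_moves:
  targets:
    - {"dx":0,"dy":0,"dz":0.9,"wx":0,"wy":0,"wz":0,"jaw":0.1}
    - {"dx":0,"dy":0,"dz":0,"wx":0,"wy":0,"wz":0,"jaw":0.1}
    - {"dx":0,"dy":0,"dz":0,"wx":0,"wy":0,"wz":0,"jaw":0.1}
    - {"dx":0,"dy":0,"dz":0,"wx":0,"wy":0,"wz":0,"jaw":0.1}
    - {"dx":0,"dy":0,"dz":0,"wx":0,"wy":0,"wz":0,"jaw":0.1}

```text
time: 15.1
tool_pos: [0.5604, 0.0337, 0.0986]
tcp_rot: [0.151, 3.134, 0.0]
wrist_force: [0.1, -0.8, -1.1]
width: 0.277
```

```bash
python3 - <<'E'
from h import *
p=cell(1,0); plan((p[0],p[1],0.051,174.4))
c,T,s=wrist(); save(c,"w8.png",s=1.4)
E
```

```text
at [0.5604 0.0337 0.0986] psi 174.5 tilt 0.2 t 15.1 F [ 0.1 -0.8 -1.1] w 0.277
-> (np.float64(0.5592740312173413), np.float64(0.03434362720130815), 0.051, 174.4) 2 rows
1 d [0.022, 0.009, 0.793] w [0.002, 0.016, 0.007]
2 d [0.021, 0.009, 0.793] w [0.002, 0.016, 0.007]
```

View pics/w8.png

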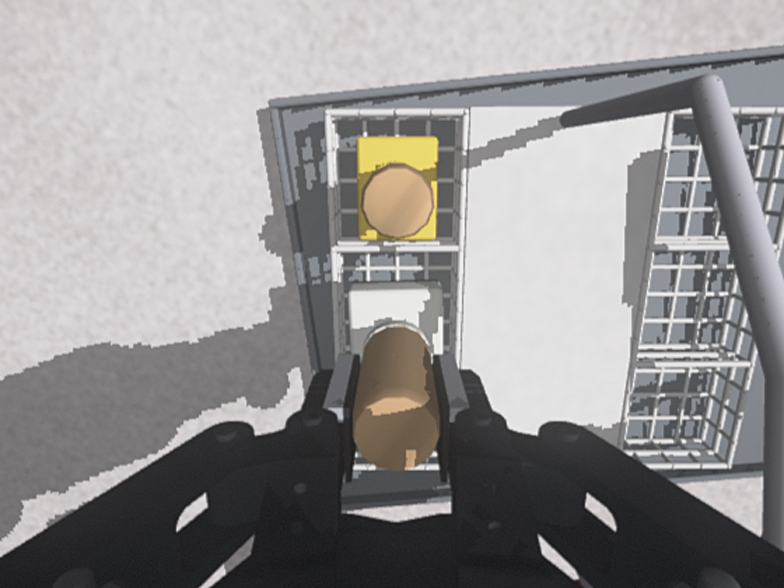

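White is over the middle cell and aligned. Lowering.

Call:
apply_moves:
  targets:
    - {"dx":0.04,"dy":0.02,"dz":0.5,"wx":0,"wy":0,"wz":0,"jaw":0.1}
    - {"dx":0,"dy":0,"dz":0.5,"wx":0,"wy":0,"wz":0,"jaw":0.1}
    - {"dx":0,"dy":0,"dz":0.5,"wx":0,"wy":0,"wz":0,"jaw":0.1}
    - {"dx":0,"dy":0,"dz":0,"wx":0,"wy":0,"wz":0,"jaw":0.1}
    - {"dx":0,"dy":0,"dz":0,"wx":0,"wy":0,"wz":0,"jaw":0.1}

```text
time: 15.65
tool_pos: [0.5565, 0.0346, 0.0498]
tcp_rot: [-0.151, -3.135, 0.0]
wrist_force: [-1.0, 0.0, -0.8]
width: 0.276
```

Call:
apply_moves:
  targets:
    - {"dx":0,"dy":0,"dz":0,"wx":0,"wy":0,"wz":0,"jaw":0.1}
    - {"dx":0,"dy":0,"dz":0,"wx":0,"wy":0,"wz":0,"jaw":0.1}

```text
time: 15.85
tool_pos: [0.5574, 0.0346, 0.0511]
tcp_rot: [-0.151, -3.137, 0.0]
wrist_force: [0.0, 0.4, -0.2]
width: 0.277
```

Call:
apply_moves:
  targets:
    - {"dx":0,"dy":0,"dz":0,"wx":0,"wy":0,"wz":0,"jaw":0.5}
    - {"dx":0,"dy":0,"dz":0,"wx":0,"wy":0,"wz":0,"jaw":0.5}
    - {"dx":0,"dy":0,"dz":-0.7,"wx":0,"wy":0,"wz":0,"jaw":0.5}
    - {"dx":0,"dy":0,"dz":-1,"wx":0,"wy":0,"wz":0,"jaw":0.5}
    - {"dx":0,"dy":0,"dz":-1,"wx":0,"wy":0,"wz":0,"jaw":0.5}

```text
time: 16.35
tool_pos: [0.5572, 0.0346, 0.1331]
tcp_rot: [-0.151, -3.137, 0.0]
wrist_force: [-0.5, 0.4, 0.1]
width: 0.5
```

```bash
python3 - <<'E'
from h import *
c,T,s=wrist(); save(c,"w9.png")
plan((0.545,-0.301,0.16,159))
E
```

```text
at [0.5612 0.0347 0.1394] psi 174.5 tilt 0.48 t 16.4 F [ 1.6 -0.2  2.7] w 0.494
-> (0.545, -0.301, 0.16, 159) 12 rows
1 d [-0.045, -0.932, -0.058] w [0.002, 0.007, 0.215]
2 d [-0.066, -0.931, -0.058] w [0.002, 0.007, 0.215]
3 d [-0.087, -0.929, -0.057] w [0.002, 0.007, 0.215]
4 d [-0.108, -0.927, -0.057] w [0.002, 0.007, 0.215]
5 d [-0.129, -0.925, -0.057] w [0.002, 0.007, 0.215]
6 d [-0.15, -0.921, -0.057] w [0.002, 0.007, 0.215]
7 d [-0.17, -0.918, -0.057] w [0.002, 0.007, 0.215]
8 d [-0.191, -0.914, -0.057] w [0.002, 0.007, 0.215]
9 d [-0.211, -0.909, -0.057] w [0.002, 0.007, 0.215]
10 d [-0.232, -0.904, -0.057] w [0.002, 0.007, 0.215]
11 d [-0.252, -0.899, -0.057] w [0.002, 0.007, 0.215]
12 d [-0.272, -0.893, -0.057] w [0.002, 0.007, 0.215]
```

View pics/w9.png

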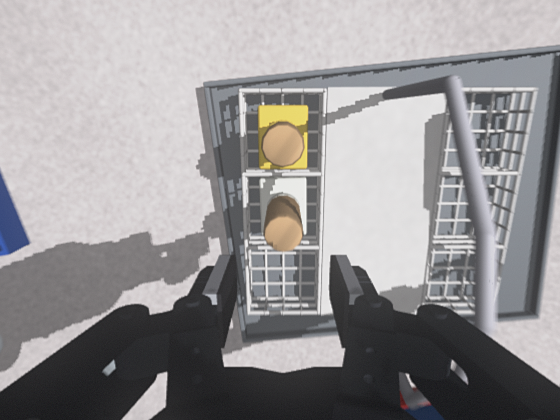

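Yellow and white both stand in their cells. Red is next.

Call:
apply_moves:
  targets:
    - {"dx":-0.05,"dy":-0.93,"dz":-0.06,"wx":0,"wy":0,"wz":0.22,"jaw":0.5}
    - {"dx":-0.07,"dy":-0.93,"dz":-0.06,"wx":0,"wy":0,"wz":0.22,"jaw":0.5}
    - {"dx":-0.09,"dy":-0.93,"dz":-0.06,"wx":0,"wy":0,"wz":0.22,"jaw":0.5}
    - {"dx":-0.11,"dy":-0.93,"dz":-0.06,"wx":0,"wy":0,"wz":0.22,"jaw":0.5}
    - {"dx":-0.13,"dy":-0.93,"dz":-0.06,"wx":0,"wy":0,"wz":0.22,"jaw":0.5}

```text
time: 16.9
tool_pos: [0.5513, -0.1066, 0.1419]
tcp_rot: [0.332, 3.123, -0.0]
wrist_force: [-0.0, -0.4, -1.2]
width: 0.498
```

Call:
apply_moves:
  targets:
    - {"dx":-0.15,"dy":-0.92,"dz":-0.06,"wx":0,"wy":0,"wz":0.22,"jaw":0.5}
    - {"dx":-0.17,"dy":-0.92,"dz":-0.06,"wx":0,"wy":0,"wz":0.22,"jaw":0.5}
    - {"dx":-0.19,"dy":-0.91,"dz":-0.06,"wx":0,"wy":0,"wz":0.22,"jaw":0.5}
    - {"dx":-0.21,"dy":-0.91,"dz":-0.06,"wx":0,"wy":0,"wz":0.22,"jaw":0.5}
    - {"dx":-0.23,"dy":-0.9,"dz":-0.06,"wx":0,"wy":0,"wz":0.22,"jaw":0.5}

```text
time: 17.4
tool_pos: [0.544, -0.2463, 0.1508]
tcp_rot: [0.512, 3.099, -0.0]
wrist_force: [1.1, 0.0, -0.4]
width: 0.5
```

Call:
apply_moves:
  targets:
    - {"dx":-0.25,"dy":-0.9,"dz":-0.06,"wx":0,"wy":0,"wz":0.22,"jaw":0.5}
    - {"dx":-0.25,"dy":-0.89,"dz":-0.06,"wx":0,"wy":0,"wz":0.22,"jaw":0.5}
    - {"dx":0,"dy":0,"dz":0,"wx":0,"wy":0,"wz":0,"jaw":0.5}
    - {"dx":0,"dy":0,"dz":0,"wx":0,"wy":0,"wz":0,"jaw":0.5}
    - {"dx":0,"dy":0,"dz":0,"wx":0,"wy":0,"wz":0,"jaw":0.5}

```text
time: 17.9
tool_pos: [0.5403, -0.2999, 0.154]
tcp_rot: [-0.581, -3.087, -0.001]
wrist_force: [-0.5, 0.9, -0.4]
width: 0.495
```

```bash
python3 - <<'E'
from h import *
look("w10.png")
plan((0.545,-0.301,0.047,159))
E
```

```text
[136. 170.] 1176 [ 0.4729 -0.3771  0.0791] [ 0.4728 -0.3756  0.0808]
[375. 187.] 1089 [ 0.5401 -0.2346  0.079 ] [ 0.5391 -0.2355  0.0809]
[284. 228.] 977 [ 0.5451 -0.3019  0.0791] [ 0.5442 -0.3016  0.0809]
at [ 0.5403 -0.2997  0.1539] psi 158.7 tilt 0.04 t 17.95 F [ 0.3  0.6 -0.4] w 0.5
-> (0.545, -0.301, 0.047, 159) 4 rows
1 d [-0.041, 0.004, 0.891] w [0.001, -0.001, -0.012]
2 d [-0.041, 0.004, 0.891] w [0.001, -0.001, -0.012]
3 d [-0.041, 0.004, 0.891] w [0.001, -0.001, -0.012]
4 d [-0.041, 0.004, 0.891] w [0.001, -0.001, -0.012]
```

View pics/w10.png

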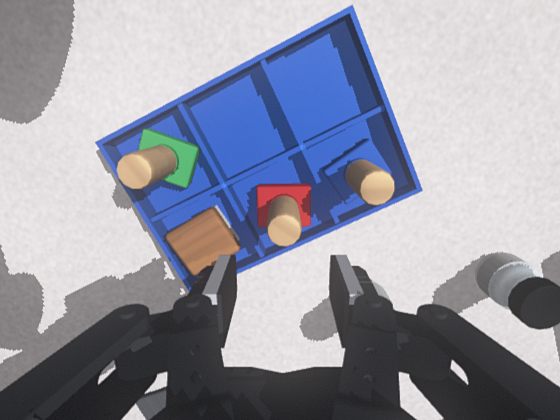

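Call:
apply_moves:
  targets:
    - {"dx":-0.04,"dy":0,"dz":0.9,"wx":0,"wy":0,"wz":0,"jaw":0.5}
    - {"dx":-0.04,"dy":0,"dz":0.9,"wx":0,"wy":0,"wz":0,"jaw":0.5}
    - {"dx":-0.04,"dy":0,"dz":0.9,"wx":0,"wy":0,"wz":0,"jaw":0.5}
    - {"dx":-0.02,"dy":0,"dz":0.85,"wx":0,"wy":0,"wz":0,"jaw":0.5}
    - {"dx":0,"dy":0,"dz":0,"wx":0,"wy":0,"wz":0,"jaw":0.5}

```text
time: 18.45
tool_pos: [0.5412, -0.2991, 0.0433]
tcp_rot: [-0.578, -3.08, -0.005]
wrist_force: [-0.7, 0.7, -0.8]
width: 0.499
```

Call:
apply_moves:
  targets:
    - {"dx":0,"dy":0,"dz":0,"wx":0,"wy":0,"wz":0,"jaw":0.5}
    - {"dx":0,"dy":0,"dz":0,"wx":0,"wy":0,"wz":0,"jaw":0.5}

```text
time: 18.65
tool_pos: [0.5456, -0.3025, 0.0495]
tcp_rot: [0.58, 3.085, -0.001]
wrist_force: [0.1, 0.8, 0.8]
width: 0.5
```

Call:
apply_moves:
  targets:
    - {"dx":0,"dy":0,"dz":0,"wx":0,"wy":0,"wz":0,"jaw":0.1}
    - {"dx":0,"dy":0,"dz":0,"wx":0,"wy":0,"wz":0,"jaw":0.1}
    - {"dx":0,"dy":0,"dz":0,"wx":0,"wy":0,"wz":0,"jaw":0.1}
    - {"dx":0,"dy":0,"dz":0,"wx":0,"wy":0,"wz":0,"jaw":0.1}
  newtons: 60

```text
time: 19.05
tool_pos: [0.5457, -0.3029, 0.0498]
tcp_rot: [0.581, 3.084, -0.001]
wrist_force: [-0.2, 0.8, 6.1]
width: 0.275
```

Call:
apply_moves:
  targets:
    - {"dx":0,"dy":0,"dz":-0.8,"wx":0,"wy":0,"wz":0,"jaw":0.1}
    - {"dx":0,"dy":0,"dz":-1,"wx":0,"wy":0,"wz":0,"jaw":0.1}
    - {"dx":0,"dy":0,"dz":-1,"wx":0,"wy":0,"wz":0,"jaw":0.1}
    - {"dx":0,"dy":0,"dz":-1,"wx":0,"wy":0,"wz":0,"jaw":0.1}

```text
time: 19.45
tool_pos: [0.5439, -0.3022, 0.1627]
tcp_rot: [-0.582, -3.087, -0.0]
wrist_force: [0.3, -0.5, -0.3]
width: 0.273
```

```bash
python3 - <<'E'
from h import *
p=cell(2,0); plan((p[0],p[1],0.18,174.4))
E
```

```text
at [ 0.5439 -0.3022  0.1627] psi 158.6 tilt 0.02 t 19.45 F [ 0.3 -0.5 -0.3] w 0.273
-> (np.float64(0.6169972204162876), np.float64(0.028683819015277487), 0.18, 174.4) 12 rows
1 d [0.146, 0.93, -0.048] w [-0.0, -0.0, -0.219]
2 d [0.124, 0.933, -0.048] w [-0.0, -0.0, -0.219]
3 d [0.103, 0.936, -0.048] w [-0.0, -0.0, -0.219]
4 d [0.081, 0.938, -0.048] w [-0.0, -0.0, -0.219]
5 d [0.06, 0.939, -0.048] w [-0.0, -0.0, -0.219]
6 d [0.038, 0.941, -0.048] w [-0.0, -0.0, -0.219]
7 d [0.017, 0.941, -0.048] w [-0.0, -0.0, -0.219]
8 d [-0.005, 0.941, -0.048] w [-0.0, -0.0, -0.219]
9 d [-0.026, 0.941, -0.048] w [-0.0, -0.0, -0.219]
10 d [-0.048, 0.94, -0.048] w [-0.0, -0.0, -0.219]
11 d [-0.069, 0.939, -0.048] w [-0.0, -0.0, -0.219]
12 d [-0.091, 0.937, -0.048] w [-0.0, -0.0, -0.219]
```

Call:
apply_moves:
  targets:
    - {"dx":0.15,"dy":0.93,"dz":-0.05,"wx":0,"wy":0,"wz":-0.22,"jaw":0.1}
    - {"dx":0.12,"dy":0.93,"dz":-0.05,"wx":0,"wy":0,"wz":-0.22,"jaw":0.1}
    - {"dx":0.1,"dy":0.94,"dz":-0.05,"wx":0,"wy":0,"wz":-0.22,"jaw":0.1}
    - {"dx":0.08,"dy":0.94,"dz":-0.05,"wx":0,"wy":0,"wz":-0.22,"jaw":0.1}
    - {"dx":0.06,"dy":0.94,"dz":-0.05,"wx":0,"wy":0,"wz":-0.22,"jaw":0.1}

```text
time: 19.95
tool_pos: [0.5748, -0.1633, 0.1694]
tcp_rot: [0.402, 3.116, -0.0]
wrist_force: [0.3, 0.4, -1.0]
width: 0.272
```

Call:
apply_moves:
  targets:
    - {"dx":0.04,"dy":0.94,"dz":-0.05,"wx":0,"wy":0,"wz":-0.22,"jaw":0.1}
    - {"dx":0.02,"dy":0.94,"dz":-0.05,"wx":0,"wy":0,"wz":-0.22,"jaw":0.1}
    - {"dx":0,"dy":0.94,"dz":-0.05,"wx":0,"wy":0,"wz":-0.22,"jaw":0.1}
    - {"dx":-0.03,"dy":0.94,"dz":-0.05,"wx":0,"wy":0,"wz":-0.22,"jaw":0.1}
    - {"dx":-0.05,"dy":0.94,"dz":-0.05,"wx":0,"wy":0,"wz":-0.22,"jaw":0.1}

```text
time: 20.45
tool_pos: [0.605, -0.0255, 0.1768]
tcp_rot: [0.222, 3.134, -0.0]
wrist_force: [0.5, 0.3, -1.4]
width: 0.273
```

Call:
apply_moves:
  targets:
    - {"dx":-0.07,"dy":0.94,"dz":-0.05,"wx":0,"wy":0,"wz":-0.22,"jaw":0.1}
    - {"dx":-0.09,"dy":0.94,"dz":-0.05,"wx":0,"wy":0,"wz":-0.22,"jaw":0.1}
    - {"dx":0,"dy":0,"dz":0,"wx":0,"wy":0,"wz":0,"jaw":0.1}
    - {"dx":0,"dy":0,"dz":0.9,"wx":0,"wy":0,"wz":0,"jaw":0.1}
    - {"dx":0,"dy":0,"dz":0.9,"wx":0,"wy":0,"wz":0,"jaw":0.1}

```text
time: 20.95
tool_pos: [0.6182, 0.0285, 0.1265]
tcp_rot: [0.15, 3.135, -0.001]
wrist_force: [-0.4, -0.9, -1.9]
width: 0.273
```

Call:
apply_moves:
  targets:
    - {"dx":0,"dy":0,"dz":0.9,"wx":0,"wy":0,"wz":0,"jaw":0.1}
    - {"dx":0,"dy":0,"dz":0,"wx":0,"wy":0,"wz":0,"jaw":0.1}
    - {"dx":0,"dy":0,"dz":0,"wx":0,"wy":0,"wz":0,"jaw":0.1}
    - {"dx":0,"dy":0,"dz":0,"wx":0,"wy":0,"wz":0,"jaw":0.1}
    - {"dx":0,"dy":0,"dz":0,"wx":0,"wy":0,"wz":0,"jaw":0.1}

```text
time: 21.45
tool_pos: [0.6187, 0.0286, 0.1009]
tcp_rot: [0.151, 3.134, 0.0]
wrist_force: [0.0, -0.0, -0.3]
width: 0.275
```

```bash
python3 - <<'E'
from h import *
p=cell(2,0); plan((p[0],p[1],0.054,174.4))
c,T,s=wrist(); save(c,"w11.png",s=1.4)
E
```

```text
at [0.6187 0.0286 0.1009] psi 174.5 tilt 0.2 t 21.45 F [ 0.  -0.  -0.3] w 0.275
-> (np.float64(0.6169972204162876), np.float64(0.028683819015277487), 0.054, 174.4) 2 rows
1 d [0.031, -0.002, 0.781] w [0.001, 0.017, 0.007]
2 d [0.029, -0.002, 0.781] w [0.001, 0.017, 0.007]
```

View pics/w11.png

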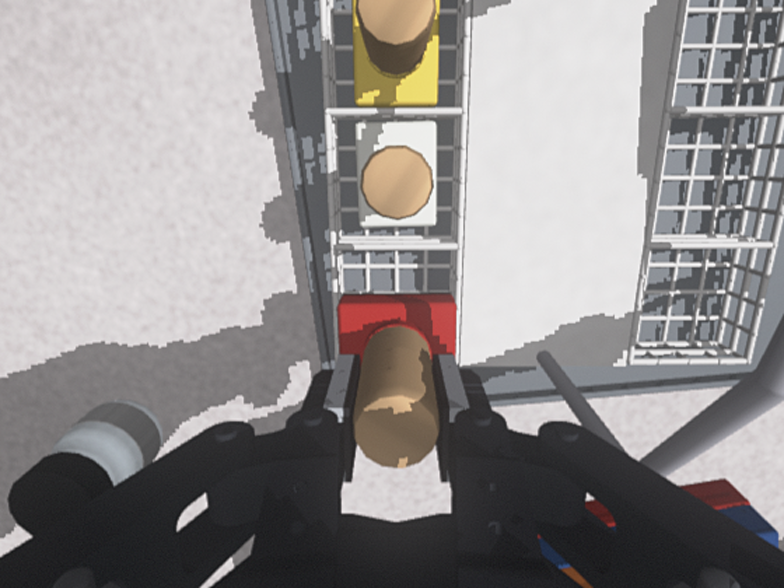

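Call:
apply_moves:
  targets:
    - {"dx":0.04,"dy":0,"dz":0.5,"wx":0,"wy":0,"wz":0,"jaw":0.1}
    - {"dx":0,"dy":0,"dz":0.5,"wx":0,"wy":0,"wz":0,"jaw":0.1}
    - {"dx":0,"dy":0,"dz":0.5,"wx":0,"wy":0,"wz":0,"jaw":0.1}
    - {"dx":0,"dy":0,"dz":0,"wx":0,"wy":0,"wz":0,"jaw":0.1}
    - {"dx":0,"dy":0,"dz":0,"wx":0,"wy":0,"wz":0,"jaw":0.1}

```text
time: 22.0
tool_pos: [0.6147, 0.029, 0.0518]
tcp_rot: [-0.151, -3.135, 0.0]
wrist_force: [-0.4, -0.6, -0.7]
width: 0.274
```

Call:
apply_moves:
  targets:
    - {"dx":0,"dy":0,"dz":0,"wx":0,"wy":0,"wz":0,"jaw":0.1}
    - {"dx":0,"dy":0,"dz":0,"wx":0,"wy":0,"wz":0,"jaw":0.1}

```text
time: 22.2
tool_pos: [0.6157, 0.0289, 0.0533]
tcp_rot: [-0.151, -3.137, 0.0]
wrist_force: [-0.2, -0.5, 0.5]
width: 0.275
```

```bash
python3 - <<'E'
from h import *
p=cell(2,0); plan((p[0],p[1],0.054,174.4))
c,T,s=wrist(); save(c,"w12.png")
E
```

```text
at [0.6157 0.0289 0.0533] psi 174.5 tilt 0.04 t 22.2 F [-0.2 -0.5  0.5] w 0.275
-> (np.float64(0.6169972204162876), np.float64(0.028683819015277487), 0.054, 174.4) 1 rows
1 d [-0.045, -0.004, -0.025] w [-0.001, -0.006, 0.016]
```

View pics/w12.png

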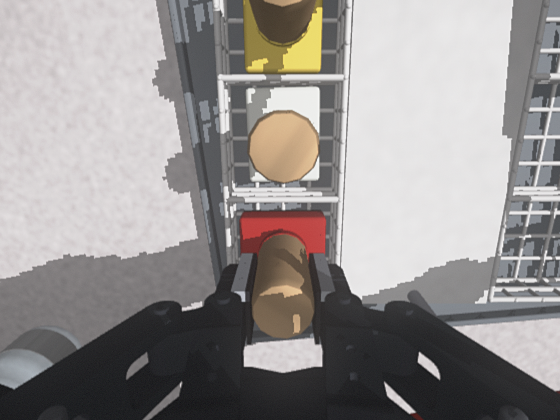

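Call:
apply_moves:
  targets:
    - {"dx":0,"dy":0,"dz":0,"wx":0,"wy":0,"wz":0,"jaw":0.5}
    - {"dx":0,"dy":0,"dz":0,"wx":0,"wy":0,"wz":0,"jaw":0.5}
    - {"dx":0,"dy":0,"dz":-0.7,"wx":0,"wy":0,"wz":0,"jaw":0.5}
    - {"dx":0,"dy":0,"dz":-1,"wx":0,"wy":0,"wz":0,"jaw":0.5}
    - {"dx":0,"dy":0,"dz":-1,"wx":0,"wy":0,"wz":0,"jaw":0.5}

```text
time: 22.75
tool_pos: [0.6154, 0.0289, 0.1351]
tcp_rot: [-0.151, -3.137, 0.0]
wrist_force: [-0.4, 0.3, -0.4]
width: 0.501
```

```bash
python3 - <<'E'
from h import *
c,T,s=wrist(); save(c,"w13.png")
plan((0.540,-0.2348,0.16,192))
E
```

```text
at [0.6194 0.029  0.1418] psi 174.5 tilt 0.49 t 22.8 F [ 1.9 -0.1  3.6] w 0.496
-> (0.54, -0.2348, 0.16, 192) 10 rows
1 d [0.178, -0.901, -0.063] w [-0.0, 0.008, -0.292]
2 d [0.206, -0.895, -0.063] w [-0.0, 0.008, -0.292]
3 d [0.233, -0.888, -0.063] w [-0.0, 0.008, -0.292]
4 d [0.26, -0.88, -0.062] w [-0.0, 0.008, -0.292]
5 d [0.287, -0.872, -0.062] w [-0.0, 0.008, -0.292]
6 d [0.314, -0.863, -0.062] w [-0.0, 0.008, -0.292]
7 d [0.34, -0.853, -0.062] w [-0.0, 0.008, -0.292]
8 d [0.366, -0.842, -0.062] w [-0.0, 0.008, -0.292]
9 d [0.392, -0.831, -0.061] w [-0.0, 0.008, -0.292]
10 d [0.417, -0.818, -0.061] w [-0.0, 0.008, -0.292]
```

View pics/w13.png

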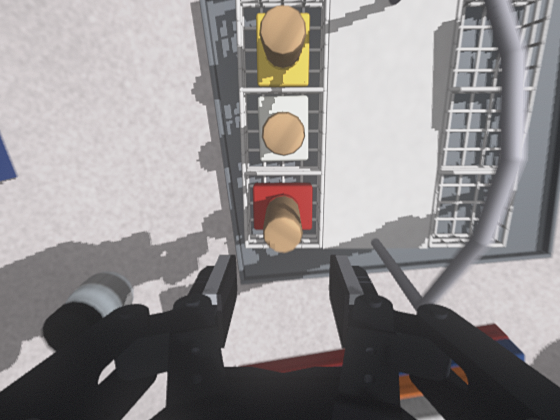

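Red also stands in its cell, so three are in the row. Blue is next.

Call:
apply_moves:
  targets:
    - {"dx":0.18,"dy":-0.9,"dz":-0.06,"wx":0,"wy":0,"wz":-0.29,"jaw":0.5}
    - {"dx":0.21,"dy":-0.9,"dz":-0.06,"wx":0,"wy":0,"wz":-0.29,"jaw":0.5}
    - {"dx":0.23,"dy":-0.89,"dz":-0.06,"wx":0,"wy":0,"wz":-0.29,"jaw":0.5}
    - {"dx":0.26,"dy":-0.88,"dz":-0.06,"wx":0,"wy":0,"wz":-0.29,"jaw":0.5}
    - {"dx":0.29,"dy":-0.87,"dz":-0.06,"wx":0,"wy":0,"wz":-0.29,"jaw":0.5}

```text
time: 23.3
tool_pos: [0.5758, -0.104, 0.144]
tcp_rot: [-0.09, 3.14, -0.0]
wrist_force: [-0.5, -0.4, 0.7]
width: 0.5
```

Call:
apply_moves:
  targets:
    - {"dx":0.31,"dy":-0.86,"dz":-0.06,"wx":0,"wy":0,"wz":-0.29,"jaw":0.5}
    - {"dx":0.34,"dy":-0.85,"dz":-0.06,"wx":0,"wy":0,"wz":-0.29,"jaw":0.5}
    - {"dx":0.37,"dy":-0.84,"dz":-0.06,"wx":0,"wy":0,"wz":-0.29,"jaw":0.5}
    - {"dx":0.39,"dy":-0.83,"dz":-0.06,"wx":0,"wy":0,"wz":-0.29,"jaw":0.5}
    - {"dx":0.36,"dy":-0.82,"dz":-0.06,"wx":0,"wy":0,"wz":-0.29,"jaw":0.5}

```text
time: 23.8
tool_pos: [0.5375, -0.2355, 0.153]
tcp_rot: [-0.327, 3.124, -0.001]
wrist_force: [0.0, 0.8, 0.4]
width: 0.499
```

Call:
apply_moves:
  targets:
    - {"dx":0,"dy":0,"dz":0,"wx":0,"wy":0,"wz":0,"jaw":0.5}
    - {"dx":0,"dy":0,"dz":0,"wx":0,"wy":0,"wz":0,"jaw":0.5}
    - {"dx":0,"dy":0,"dz":0,"wx":0,"wy":0,"wz":0,"jaw":0.5}

```text
time: 24.1
tool_pos: [0.538, -0.2336, 0.1526]
tcp_rot: [-0.325, 3.125, 0.001]
wrist_force: [0.2, -0.9, 0.2]
width: 0.501
```

```bash
python3 - <<'E'
from h import *
look("w14.png")
plan((0.540,-0.2348,0.047,192))
E
```

```text
[73. 75.] 1551 [ 0.4728 -0.377   0.0793] [ 0.4727 -0.3752  0.0807]
[281. 225.] 993 [ 0.5401 -0.2344  0.079 ] [ 0.539  -0.2348  0.0809]
[228. 358.] 201 [ 0.6565 -0.2523  0.0752] [ 0.6569 -0.2527  0.075 ]
at [ 0.5381 -0.2334  0.1525] psi -168.1 tilt 0.03 t 24.15 F [ 0.4 -0.2 -0.8] w 0.5
-> (0.54, -0.2348, 0.047, 192) 4 rows
1 d [-0.014, -0.015, 0.879] w [0.001, -0.0, -0.003]
2 d [-0.014, -0.015, 0.879] w [0.001, -0.0, -0.003]
3 d [-0.013, -0.015, 0.879] w [0.001, -0.0, -0.003]
4 d [-0.013, -0.015, 0.879] w [0.001, -0.0, -0.003]
```

View pics/w14.png

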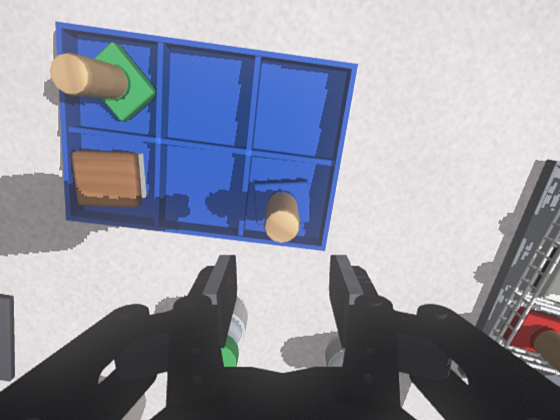

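```bash
python3 - <<'E'
from h import *
c,T,s=wrist(); save(c,"w14c.png",(225,150,345,250),6)
E
```

```text
(no output)
```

View pics/w14c.png

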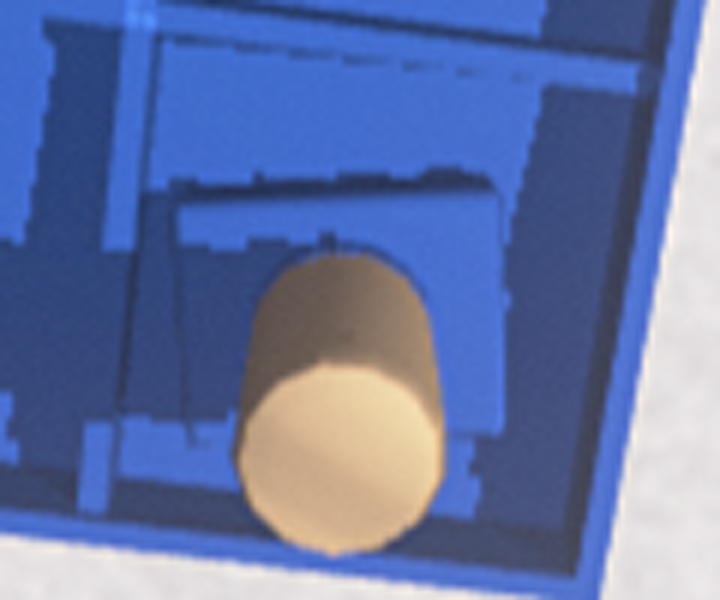

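The blue mount is turned about 3° counter-clockwise in the image, so I add wz -0.5 on the way down.

Call:
apply_moves:
  targets:
    - {"dx":-0.03,"dy":-0.02,"dz":0.88,"wx":0,"wy":0,"wz":-0.25,"jaw":0.5}
    - {"dx":-0.03,"dy":-0.02,"dz":0.88,"wx":0,"wy":0,"wz":-0.25,"jaw":0.5}
    - {"dx":-0.01,"dy":-0.02,"dz":0.88,"wx":0,"wy":0,"wz":0,"jaw":0.5}
    - {"dx":0,"dy":0,"dz":0.8,"wx":0,"wy":0,"wz":0,"jaw":0.5}
    - {"dx":0,"dy":0,"dz":0,"wx":0,"wy":0,"wz":0,"jaw":0.5}

```text
time: 24.7
tool_pos: [0.5374, -0.2331, 0.0455]
tcp_rot: [0.408, -3.108, -0.007]
wrist_force: [-0.3, 0.1, -0.6]
width: 0.498
```

Call:
apply_moves:
  targets:
    - {"dx":0,"dy":0,"dz":0,"wx":0,"wy":0,"wz":0,"jaw":0.5}
    - {"dx":0,"dy":0,"dz":0,"wx":0,"wy":0,"wz":0,"jaw":0.5}

```text
time: 24.9
tool_pos: [0.5418, -0.2359, 0.0512]
tcp_rot: [-0.408, 3.113, -0.002]
wrist_force: [-0.1, 0.1, 0.5]
width: 0.497
```

Call:
apply_moves:
  targets:
    - {"dx":0,"dy":0,"dz":0,"wx":0,"wy":0,"wz":0,"jaw":0.1}
    - {"dx":0,"dy":0,"dz":0,"wx":0,"wy":0,"wz":0,"jaw":0.1}
    - {"dx":0,"dy":0,"dz":0,"wx":0,"wy":0,"wz":0,"jaw":0.1}
    - {"dx":0,"dy":0,"dz":0,"wx":0,"wy":0,"wz":0,"jaw":0.1}
  newtons: 60

```text
time: 25.3
tool_pos: [0.5418, -0.2361, 0.0513]
tcp_rot: [-0.407, 3.112, -0.002]
wrist_force: [0.2, 1.3, 6.8]
width: 0.275
```

Call:
apply_moves:
  targets:
    - {"dx":0,"dy":0,"dz":-0.8,"wx":0,"wy":0,"wz":0,"jaw":0.1}
    - {"dx":0,"dy":0,"dz":-1,"wx":0,"wy":0,"wz":0,"jaw":0.1}
    - {"dx":0,"dy":0,"dz":-1,"wx":0,"wy":0,"wz":0,"jaw":0.1}
    - {"dx":0,"dy":0,"dz":-1,"wx":0,"wy":0,"wz":0,"jaw":0.1}
    - {"dx":0,"dy":0,"dz":-1,"wx":0,"wy":0,"wz":0,"jaw":0.1}

```text
time: 25.8
tool_pos: [0.54, -0.2356, 0.1946]
tcp_rot: [0.407, -3.115, -0.0]
wrist_force: [0.1, 0.7, -0.7]
width: 0.271
```

```bash
python3 - <<'E'
from h import *
p=cell(2,1); plan((p[0],p[1],0.27,174.4))
E
```

```text
at [ 0.54   -0.2356  0.1946] psi -165.1 tilt 0.02 t 25.8 F [ 0.1  0.7 -0.7] w 0.271
-> (np.float64(0.631049157981605), np.float64(0.17199656461266116), 0.27, 174.4) 15 rows
1 d [-0.428, 0.823, -0.168] w [0.0, -0.0, 0.228]
2 d [-0.408, 0.833, -0.168] w [0.0, -0.0, 0.228]
3 d [-0.388, 0.843, -0.168] w [0.0, -0.0, 0.228]
4 d [-0.368, 0.852, -0.168] w [0.0, -0.0, 0.228]
5 d [-0.348, 0.86, -0.168] w [0.0, -0.0, 0.228]
6 d [-0.327, 0.869, -0.168] w [0.0, -0.0, 0.228]
7 d [-0.306, 0.876, -0.168] w [0.0, -0.0, 0.228]
8 d [-0.286, 0.883, -0.168] w [0.0, -0.0, 0.228]
9 d [-0.264, 0.89, -0.168] w [0.0, -0.0, 0.228]
10 d [-0.243, 0.896, -0.168] w [0.0, -0.0, 0.228]
11 d [-0.222, 0.901, -0.168] w [0.0, -0.0, 0.228]
12 d [-0.2, 0.906, -0.168] w [0.0, -0.0, 0.228]
13 d [-0.179, 0.911, -0.168] w [0.0, -0.0, 0.228]
14 d [-0.157, 0.915, -0.168] w [0.0, -0.0, 0.228]
15 d [-0.135, 0.918, -0.168] w [0.0, -0.0, 0.228]
```

Call:
apply_moves:
  targets:
    - {"dx":-0.43,"dy":0.82,"dz":-0.2,"wx":0,"wy":0,"wz":0.23,"jaw":0.1}
    - {"dx":-0.41,"dy":0.83,"dz":-0.2,"wx":0,"wy":0,"wz":0.23,"jaw":0.1}
    - {"dx":-0.39,"dy":0.84,"dz":-0.2,"wx":0,"wy":0,"wz":0.23,"jaw":0.1}
    - {"dx":-0.37,"dy":0.85,"dz":-0.2,"wx":0,"wy":0,"wz":0.23,"jaw":0.1}
    - {"dx":-0.35,"dy":0.86,"dz":-0.2,"wx":0,"wy":0,"wz":0.23,"jaw":0.1}

```text
time: 26.3
tool_pos: [0.571, -0.0992, 0.2237]
tcp_rot: [0.217, -3.134, 0.0]
wrist_force: [-0.2, -0.2, 0.7]
width: 0.276
```

Call:
apply_moves:
  targets:
    - {"dx":-0.33,"dy":0.87,"dz":-0.2,"wx":0,"wy":0,"wz":0.23,"jaw":0.1}
    - {"dx":-0.31,"dy":0.88,"dz":-0.2,"wx":0,"wy":0,"wz":0.23,"jaw":0.1}
    - {"dx":-0.29,"dy":0.88,"dz":-0.2,"wx":0,"wy":0,"wz":0.23,"jaw":0.1}
    - {"dx":-0.26,"dy":0.89,"dz":-0.2,"wx":0,"wy":0,"wz":0.23,"jaw":0.1}
    - {"dx":-0.24,"dy":0.9,"dz":-0.2,"wx":0,"wy":0,"wz":0.23,"jaw":0.1}

```text
time: 26.8
tool_pos: [0.6016, 0.0369, 0.2536]
tcp_rot: [0.028, -3.141, 0.0]
wrist_force: [0.3, -0.3, -0.2]
width: 0.27
```

Call:
apply_moves:
  targets:
    - {"dx":-0.22,"dy":0.9,"dz":-0.1,"wx":0,"wy":0,"wz":0.23,"jaw":0.1}
    - {"dx":-0.2,"dy":0.91,"dz":-0.1,"wx":0,"wy":0,"wz":0.23,"jaw":0.1}
    - {"dx":-0.18,"dy":0.91,"dz":-0.1,"wx":0,"wy":0,"wz":0.23,"jaw":0.1}
    - {"dx":-0.16,"dy":0.91,"dz":-0.1,"wx":0,"wy":0,"wz":0.23,"jaw":0.1}
    - {"dx":-0.14,"dy":0.92,"dz":-0.1,"wx":0,"wy":0,"wz":0.23,"jaw":0.1}

```text
time: 27.3
tool_pos: [0.6327, 0.1726, 0.2684]
tcp_rot: [-0.161, -3.137, 0.001]
wrist_force: [0.3, -0.4, 0.1]
width: 0.272
```

Call:
apply_moves:
  targets:
    - {"dx":0,"dy":0,"dz":0,"wx":0,"wy":0,"wz":0,"jaw":0.1}
    - {"dx":0,"dy":0,"dz":0,"wx":0,"wy":0,"wz":0,"jaw":0.1}
    - {"dx":0,"dy":0,"dz":0,"wx":0,"wy":0,"wz":0,"jaw":0.1}

```text
time: 27.6
tool_pos: [0.6324, 0.1708, 0.2681]
tcp_rot: [-0.159, -3.137, 0.001]
wrist_force: [-0.3, -0.3, 1.1]
width: 0.271
```

```bash
python3 - <<'E'
from h import *
p=cell(2,1); plan((p[0],p[1],0.10,174.4))
c,T,s=wrist(); save(c,"w15.png",s=1.4)
E
```

```text
at [0.6324 0.1708 0.2681] psi 174.2 tilt 0.07 t 27.6 F [-0.3 -0.3  1.1] w 0.271
-> (np.float64(0.631049157981605), np.float64(0.17199656461266116), 0.1, 174.4) 6 rows
1 d [0.008, 0.007, 0.934] w [-0.001, -0.001, -0.006]
6 d [0.008, 0.006, 0.934] w [-0.001, -0.001, -0.006]
```

View pics/w15.png

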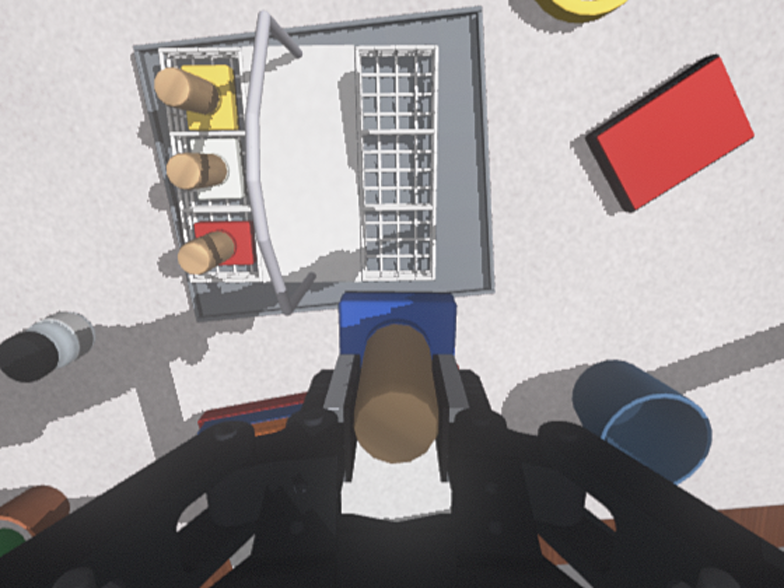

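```bash
python3 - <<'E'
from h import *
c,T,s=wrist()
t=np.radians(RK[2]);Rm=np.array([[np.cos(t),-np.sin(t)],[np.sin(t),np.cos(t)]])
for (u,v),l in(((437,280),(.089,.103)),((436,46),(-.089,.103)),((160,50),(-.089,-.103))):
    print(ray(c,T,u/1.4,v/1.4,.030)[:2].round(4),(Rm@np.array(l)+RK[:2]).round(4))
E
```

```text
[0.6626 0.2012] [0.6649 0.1998]
[0.4868 0.2141] [0.4878 0.2172]
[0.4688 0.0131] [0.4677 0.0122]
```

Call:
apply_moves:
  targets:
    - {"dx":0.01,"dy":0.01,"dz":0.9,"wx":0,"wy":0,"wz":0,"jaw":0.1}
    - {"dx":0.01,"dy":0.01,"dz":0.9,"wx":0,"wy":0,"wz":0,"jaw":0.1}
    - {"dx":0.01,"dy":0.01,"dz":0.9,"wx":0,"wy":0,"wz":0,"jaw":0.1}
    - {"dx":0.01,"dy":0.01,"dz":0.9,"wx":0,"wy":0,"wz":0,"jaw":0.1}
    - {"dx":0.01,"dy":0,"dz":0.9,"wx":0,"wy":0,"wz":0,"jaw":0.1}

```text
time: 28.2
tool_pos: [0.6313, 0.1719, 0.1326]
tcp_rot: [0.161, 3.137, -0.0]
wrist_force: [-0.6, -0.5, -0.4]
width: 0.273
```

Call:
apply_moves:
  targets:
    - {"dx":0,"dy":0,"dz":0.9,"wx":0,"wy":0,"wz":0,"jaw":0.1}
    - {"dx":0,"dy":0,"dz":0,"wx":0,"wy":0,"wz":0,"jaw":0.1}
    - {"dx":0,"dy":0,"dz":0,"wx":0,"wy":0,"wz":0,"jaw":0.1}
    - {"dx":0,"dy":0,"dz":0,"wx":0,"wy":0,"wz":0,"jaw":0.1}
    - {"dx":0,"dy":0,"dz":0,"wx":0,"wy":0,"wz":0,"jaw":0.1}

```text
time: 28.7
tool_pos: [0.633, 0.1732, 0.109]
tcp_rot: [0.159, 3.134, 0.002]
wrist_force: [0.0, 0.2, -0.6]
width: 0.277
```

```bash
python3 - <<'E'
from h import *
p=cell(2,1); plan((p[0],p[1],0.055,174.4))
c,T,s=wrist(); save(c,"w16.png",s=1.4)
E
```

```text
at [0.633  0.1732 0.109 ] psi 174.2 tilt 0.22 t 28.7 F [ 0.   0.2 -0.6] w 0.277
-> (np.float64(0.631049157981605), np.float64(0.17199656461266116), 0.055, 174.4) 2 rows
1 d [0.034, -0.024, 0.899] w [0.006, 0.018, -0.018]
2 d [0.033, -0.024, 0.899] w [0.006, 0.018, -0.018]
```

View pics/w16.png

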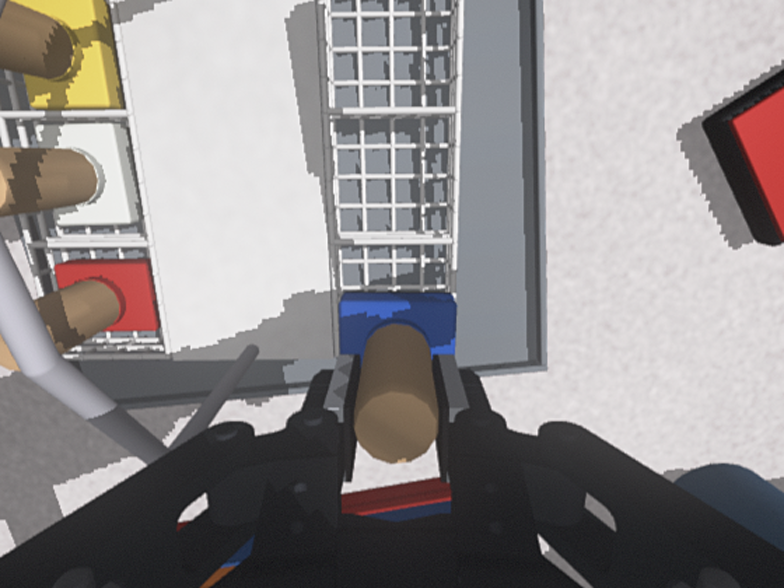

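Call:
apply_moves:
  targets:
    - {"dx":0.06,"dy":-0.05,"dz":0.6,"wx":0,"wy":0,"wz":0,"jaw":0.1}
    - {"dx":0,"dy":0,"dz":0.5,"wx":0,"wy":0,"wz":0,"jaw":0.1}
    - {"dx":0,"dy":0,"dz":0.5,"wx":0,"wy":0,"wz":0,"jaw":0.1}
    - {"dx":0,"dy":0,"dz":0,"wx":0,"wy":0,"wz":0,"jaw":0.1}
    - {"dx":0,"dy":0,"dz":0,"wx":0,"wy":0,"wz":0,"jaw":0.1}

```text
time: 29.25
tool_pos: [0.6291, 0.1717, 0.0579]
tcp_rot: [-0.159, -3.136, 0.001]
wrist_force: [1.4, 0.4, -0.9]
width: 0.275
```

Call:
apply_moves:
  targets:
    - {"dx":0,"dy":0,"dz":0,"wx":0,"wy":0,"wz":0,"jaw":0.1}
    - {"dx":0,"dy":0,"dz":0,"wx":0,"wy":0,"wz":0,"jaw":0.1}

```text
time: 29.45
tool_pos: [0.6299, 0.1718, 0.059]
tcp_rot: [0.159, 3.137, 0.0]
wrist_force: [0.4, 0.1, 0.0]
width: 0.273
```

```bash
python3 - <<'E'
from h import *
p=cell(2,1); plan((p[0],p[1],0.055,174.4))
c,T,s=wrist(); save(c,"w17.png",s=1.4)
E
```

```text
at [0.6299 0.1718 0.059 ] psi 174.2 tilt 0.05 t 29.45 F [0.4 0.1 0. ] w 0.273
-> (np.float64(0.631049157981605), np.float64(0.17199656461266116), 0.055, 174.4) 1 rows
1 d [-0.038, 0.011, 0.134] w [0.002, 0.008, -0.034]
```

View pics/w17.png

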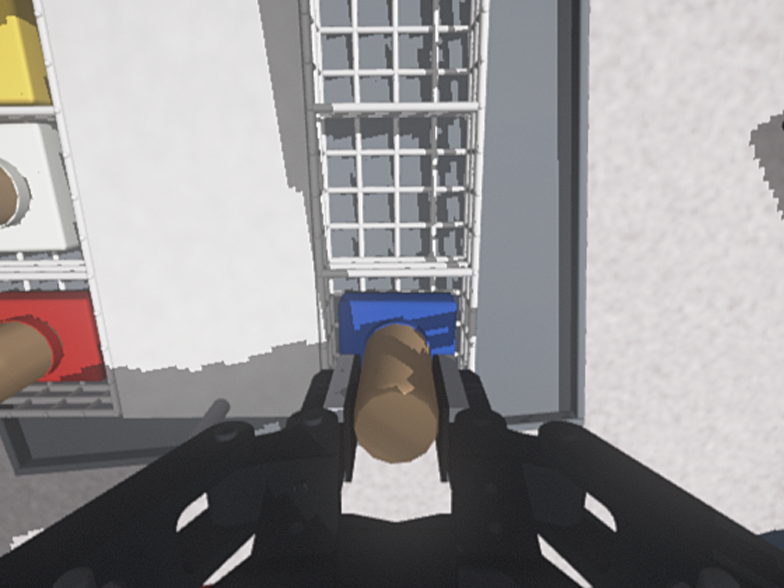

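Blue is in its cell. Lowering the last 3 mm and releasing.

Call:
apply_moves:
  targets:
    - {"dx":0,"dy":0,"dz":0.12,"wx":0,"wy":0,"wz":0,"jaw":0.1}
    - {"dx":0,"dy":0,"dz":0,"wx":0,"wy":0,"wz":0,"jaw":0.1}
    - {"dx":0,"dy":0,"dz":0,"wx":0,"wy":0,"wz":0,"jaw":0.45}
    - {"dx":0,"dy":0,"dz":0,"wx":0,"wy":0,"wz":0,"jaw":0.45}
    - {"dx":0,"dy":0,"dz":-0.7,"wx":0,"wy":0,"wz":0,"jaw":0.45}

```text
time: 30.0
tool_pos: [0.6262, 0.1709, 0.0723]
tcp_rot: [-0.159, -3.13, 0.003]
wrist_force: [-0.9, 0.3, 0.3]
width: 0.453
```

Call:
apply_moves:
  targets:
    - {"dx":0,"dy":0,"dz":-1,"wx":0,"wy":0,"wz":0,"jaw":0.5}
    - {"dx":0,"dy":0,"dz":-1,"wx":0,"wy":0,"wz":0,"jaw":0.5}
    - {"dx":0,"dy":0,"dz":-1,"wx":0,"wy":0,"wz":0,"jaw":0.5}
    - {"dx":0,"dy":0,"dz":-1,"wx":0,"wy":0,"wz":0,"jaw":0.5}
    - {"dx":0,"dy":0,"dz":-0.9,"wx":0,"wy":0,"wz":0,"jaw":0.5}

```text
time: 30.5
tool_pos: [0.6294, 0.1717, 0.2244]
tcp_rot: [0.159, 3.137, 0.0]
wrist_force: [0.7, 0.8, -0.9]
width: 0.498
```

```bash
python3 - <<'E'
from h import *
c,T,s=wrist(); save(c,"w18.png")
plan((0.4728,-0.376,0.155,139.8))
E
```

```text
at [0.6321 0.1723 0.2302] psi 174.2 tilt 0.49 t 30.55 F [1.3 0.4 3.3] w 0.503
-> (0.4728, -0.376, 0.155, 139.8) 20 rows
1 d [0.173, -0.936, 0.121] w [0.002, 0.003, 0.287]
2 d [0.144, -0.941, 0.122] w [0.002, 0.003, 0.287]
3 d [0.116, -0.945, 0.122] w [0.002, 0.003, 0.287]
4 d [0.088, -0.948, 0.122] w [0.002, 0.003, 0.287]
5 d [0.059, -0.95, 0.122] w [0.002, 0.003, 0.287]
6 d [0.031, -0.951, 0.123] w [0.002, 0.003, 0.287]
7 d [0.002, -0.952, 0.123] w [0.002, 0.003, 0.287]
8 d [-0.027, -0.952, 0.123] w [0.002, 0.003, 0.287]
9 d [-0.055, -0.95, 0.123] w [0.002, 0.003, 0.287]
10 d [-0.084, -0.948, 0.124] w [0.002, 0.003, 0.287]
11 d [-0.112, -0.945, 0.124] w [0.002, 0.003, 0.287]
12 d [-0.141, -0.941, 0.124] w [0.002, 0.003, 0.287]
13 d [-0.169, -0.937, 0.124] w [0.002, 0.003, 0.287]
14 d [-0.197, -0.931, 0.124] w [0.002, 0.003, 0.287]
15 d [-0.225, -0.925, 0.125] w [0.002, 0.003, 0.287]
16 d [-0.253, -0.918, 0.125] w [0.002, 0.003, 0.287]
17 d [-0.28, -0.91, 0.125] w [0.002, 0.003, 0.287]
18 d [-0.307, -0.901, 0.125] w [0.002, 0.003, 0.287]
19 d [-0.334, -0.891, 0.125] w [0.002, 0.003, 0.287]
20 d [-0.361, -0.881, 0.125] w [0.002, 0.003, 0.287]
```

View pics/w18.png

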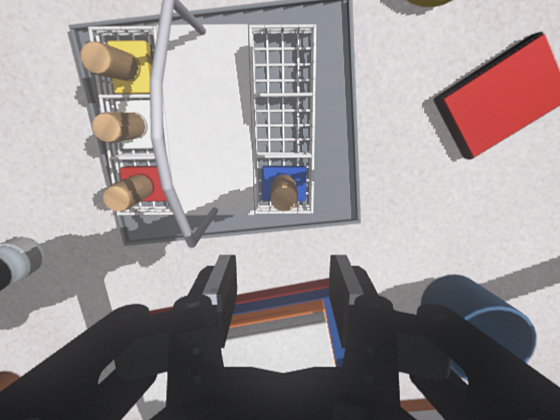

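Four stamps are in. Green is last.

Call:
apply_moves:
  targets:
    - {"dx":0.17,"dy":-0.94,"dz":0,"wx":0,"wy":0,"wz":0.29,"jaw":0.5}
    - {"dx":0.14,"dy":-0.94,"dz":0,"wx":0,"wy":0,"wz":0.29,"jaw":0.5}
    - {"dx":0.12,"dy":-0.95,"dz":0,"wx":0,"wy":0,"wz":0.29,"jaw":0.5}
    - {"dx":0.09,"dy":-0.95,"dz":0,"wx":0,"wy":0,"wz":0.29,"jaw":0.5}
    - {"dx":0.06,"dy":-0.95,"dz":0,"wx":0,"wy":0,"wz":0.29,"jaw":0.5}

```text
time: 31.05
tool_pos: [0.5886, 0.0334, 0.2223]
tcp_rot: [-0.398, -3.116, 0.0]
wrist_force: [-0.6, 0.1, -0.7]
width: 0.502
```

Call:
apply_moves:
  targets:
    - {"dx":0.03,"dy":-0.95,"dz":0,"wx":0,"wy":0,"wz":0.29,"jaw":0.5}
    - {"dx":0,"dy":-0.95,"dz":0,"wx":0,"wy":0,"wz":0.29,"jaw":0.5}
    - {"dx":-0.03,"dy":-0.95,"dz":0,"wx":0,"wy":0,"wz":0.29,"jaw":0.5}
    - {"dx":-0.06,"dy":-0.95,"dz":0,"wx":0,"wy":0,"wz":0.29,"jaw":0.5}
    - {"dx":-0.08,"dy":-0.95,"dz":0.1,"wx":0,"wy":0,"wz":0.29,"jaw":0.5}

```text
time: 31.55
tool_pos: [0.5489, -0.1037, 0.2199]
tcp_rot: [0.634, 3.076, -0.0]
wrist_force: [-0.1, -0.6, -0.0]
width: 0.501
```

Call:
apply_moves:
  targets:
    - {"dx":-0.11,"dy":-0.95,"dz":0.2,"wx":0,"wy":0,"wz":0.29,"jaw":0.5}
    - {"dx":-0.14,"dy":-0.94,"dz":0.2,"wx":0,"wy":0,"wz":0.29,"jaw":0.5}
    - {"dx":-0.17,"dy":-0.94,"dz":0.2,"wx":0,"wy":0,"wz":0.29,"jaw":0.5}
    - {"dx":-0.2,"dy":-0.93,"dz":0.2,"wx":0,"wy":0,"wz":0.29,"jaw":0.5}
    - {"dx":-0.22,"dy":-0.93,"dz":0.2,"wx":0,"wy":0,"wz":0.29,"jaw":0.5}

```text
time: 32.05
tool_pos: [0.5079, -0.2407, 0.1892]
tcp_rot: [-0.865, -3.02, -0.0]
wrist_force: [1.1, 0.6, 0.1]
width: 0.5
```

Call:
apply_moves:
  targets:
    - {"dx":-0.25,"dy":-0.92,"dz":0.2,"wx":0,"wy":0,"wz":0.29,"jaw":0.5}
    - {"dx":-0.28,"dy":-0.91,"dz":0.2,"wx":0,"wy":0,"wz":0.29,"jaw":0.5}
    - {"dx":-0.31,"dy":-0.9,"dz":0.2,"wx":0,"wy":0,"wz":0.29,"jaw":0.5}
    - {"dx":-0.33,"dy":-0.89,"dz":0.2,"wx":0,"wy":0,"wz":0.29,"jaw":0.5}
    - {"dx":-0.33,"dy":-0.88,"dz":0.2,"wx":0,"wy":0,"wz":0.28,"jaw":0.5}

```text
time: 32.55
tool_pos: [0.4664, -0.3769, 0.1591]
tcp_rot: [-1.09, -2.946, -0.0]
wrist_force: [0.5, -0.5, -0.1]
width: 0.495
```

Call:
apply_moves:
  targets:
    - {"dx":0,"dy":0,"dz":0,"wx":0,"wy":0,"wz":0,"jaw":0.5}
    - {"dx":0,"dy":0,"dz":0,"wx":0,"wy":0,"wz":0,"jaw":0.5}
    - {"dx":0,"dy":0,"dz":0,"wx":0,"wy":0,"wz":0,"jaw":0.5}

```text
time: 32.85
tool_pos: [0.4672, -0.3752, 0.1598]
tcp_rot: [-1.088, -2.947, -0.001]
wrist_force: [-1.5, -0.9, -0.8]
width: 0.501
```

```bash
python3 - <<'E'
from h import *
look("w19.png")
plan((0.4728,-0.376,0.047,139.8))
E
```

```text
[63. 61.] 2590 [ 0.2997 -0.426   0.082 ] [ 0.304  -0.4116  0.0816]
[286. 225.] 928 [ 0.4723 -0.3779  0.0789] [ 0.4715 -0.3767  0.0809]
[548. 314.] 770 [ 0.6629 -0.2693  0.0753] [ 0.6603 -0.2711  0.0749]
at [ 0.4674 -0.3751  0.16  ] psi 139.5 tilt 0.02 t 32.9 F [-0.6 -0.3 -0.6] w 0.499
-> (0.4728, -0.376, 0.047, 139.8) 4 rows
1 d [-0.039, 0.023, 0.941] w [0.001, -0.0, -0.012]
2 d [-0.039, 0.023, 0.941] w [0.001, -0.0, -0.012]
3 d [-0.039, 0.023, 0.941] w [0.001, -0.0, -0.012]
4 d [-0.039, 0.023, 0.941] w [0.001, -0.0, -0.012]
```

View pics/w19.png

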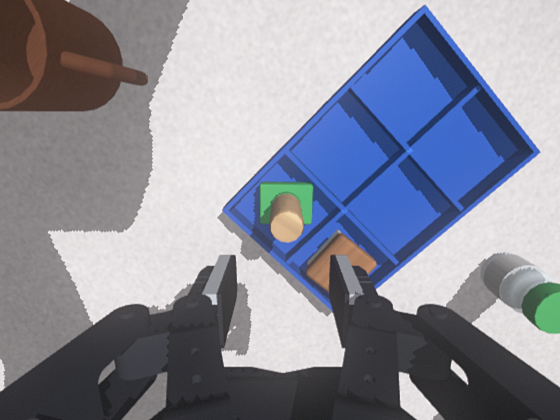

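Call:
apply_moves:
  targets:
    - {"dx":-0.04,"dy":0.03,"dz":0.94,"wx":0,"wy":0,"wz":0,"jaw":0.5}
    - {"dx":-0.04,"dy":0.03,"dz":0.94,"wx":0,"wy":0,"wz":0,"jaw":0.5}
    - {"dx":-0.04,"dy":0.03,"dz":0.94,"wx":0,"wy":0,"wz":0,"jaw":0.5}
    - {"dx":-0.02,"dy":0.02,"dz":0.94,"wx":0,"wy":0,"wz":0,"jaw":0.5}
    - {"dx":0,"dy":0,"dz":0,"wx":0,"wy":0,"wz":0,"jaw":0.5}

```text
time: 33.4
tool_pos: [0.47, -0.3726, 0.0429]
tcp_rot: [-1.083, -2.94, -0.005]
wrist_force: [-0.2, 0.8, -1.2]
width: 0.5
```

Call:
apply_moves:
  targets:
    - {"dx":0,"dy":0,"dz":0,"wx":0,"wy":0,"wz":0,"jaw":0.5}
    - {"dx":0,"dy":0,"dz":0,"wx":0,"wy":0,"wz":0,"jaw":0.5}

```text
time: 33.6
tool_pos: [0.4739, -0.3768, 0.0492]
tcp_rot: [1.086, 2.944, -0.002]
wrist_force: [0.5, 0.3, -0.3]
width: 0.506
```

Call:
apply_moves:
  targets:
    - {"dx":0,"dy":0,"dz":0,"wx":0,"wy":0,"wz":0,"jaw":0.1}
    - {"dx":0,"dy":0,"dz":0,"wx":0,"wy":0,"wz":0,"jaw":0.1}
    - {"dx":0,"dy":0,"dz":0,"wx":0,"wy":0,"wz":0,"jaw":0.1}
    - {"dx":0,"dy":0,"dz":0,"wx":0,"wy":0,"wz":0,"jaw":0.1}
  newtons: 60

```text
time: 34.0
tool_pos: [0.4738, -0.3774, 0.0494]
tcp_rot: [1.088, 2.943, -0.002]
wrist_force: [-0.7, -0.3, 7.1]
width: 0.273
```

Call:
apply_moves:
  targets:
    - {"dx":0,"dy":0,"dz":-0.8,"wx":0,"wy":0,"wz":0,"jaw":0.1}
    - {"dx":0,"dy":0,"dz":-1,"wx":0,"wy":0,"wz":0,"jaw":0.1}
    - {"dx":0,"dy":0,"dz":-1,"wx":0,"wy":0,"wz":0,"jaw":0.1}
    - {"dx":0,"dy":0,"dz":-1,"wx":0,"wy":0,"wz":0,"jaw":0.1}
    - {"dx":0,"dy":0,"dz":-1,"wx":0,"wy":0,"wz":0,"jaw":0.1}

```text
time: 34.5
tool_pos: [0.4722, -0.376, 0.1925]
tcp_rot: [1.089, 2.947, -0.0]
wrist_force: [-0.2, -0.8, -0.8]
width: 0.276
```

```bash
python3 - <<'E'
from h import *
p=cell(0,1); plan((p[0],p[1],0.27,174.4))
E
```

```text
at [ 0.4722 -0.376   0.1925] psi 139.4 tilt 0.01 t 34.5 F [-0.2 -0.8 -0.8] w 0.276
-> (np.float64(0.5156027795837125), np.float64(0.18331618098472252), 0.27, 174.4) 19 rows
1 d [0.58, 0.795, -0.136] w [0.0, 0.0, -0.307]
2 d [0.554, 0.813, -0.136] w [0.0, 0.0, -0.307]
3 d [0.528, 0.831, -0.136] w [0.0, 0.0, -0.307]
4 d [0.501, 0.847, -0.136] w [0.0, 0.0, -0.307]
5 d [0.474, 0.863, -0.136] w [0.0, 0.0, -0.307]
6 d [0.446, 0.878, -0.136] w [0.0, 0.0, -0.307]
7 d [0.417, 0.891, -0.136] w [0.0, 0.0, -0.307]
8 d [0.388, 0.904, -0.136] w [0.0, 0.0, -0.307]
9 d [0.359, 0.916, -0.136] w [0.0, 0.0, -0.307]
10 d [0.33, 0.927, -0.136] w [0.0, 0.0, -0.307]
11 d [0.3, 0.938, -0.136] w [0.0, 0.0, -0.307]
12 d [0.269, 0.947, -0.136] w [0.0, 0.0, -0.307]
13 d [0.239, 0.955, -0.136] w [0.0, 0.0, -0.307]
14 d [0.208, 0.962, -0.136] w [0.0, 0.0, -0.307]
15 d [0.177, 0.968, -0.136] w [0.0, 0.0, -0.307]
16 d [0.146, 0.973, -0.136] w [0.0, 0.0, -0.307]
17 d [0.115, 0.978, -0.136] w [0.0, 0.0, -0.307]
18 d [0.083, 0.981, -0.136] w [0.0, 0.0, -0.307]
19 d [0.052, 0.983, -0.136] w [0.0, 0.0, -0.307]
```

Call:
apply_moves:
  targets:
    - {"dx":0.58,"dy":0.8,"dz":-0.2,"wx":0,"wy":0,"wz":-0.31,"jaw":0.1}
    - {"dx":0.55,"dy":0.81,"dz":-0.2,"wx":0,"wy":0,"wz":-0.31,"jaw":0.1}
    - {"dx":0.53,"dy":0.83,"dz":-0.2,"wx":0,"wy":0,"wz":-0.31,"jaw":0.1}
    - {"dx":0.5,"dy":0.85,"dz":-0.2,"wx":0,"wy":0,"wz":-0.31,"jaw":0.1}
    - {"dx":0.47,"dy":0.86,"dz":-0.2,"wx":0,"wy":0,"wz":-0.31,"jaw":0.1}

```text
time: 35.0
tool_pos: [0.4836, -0.2279, 0.2215]
tcp_rot: [0.845, 3.026, 0.0]
wrist_force: [0.5, 1.1, -0.3]
width: 0.277
```

Call:
apply_moves:
  targets:
    - {"dx":0.45,"dy":0.88,"dz":-0.2,"wx":0,"wy":0,"wz":-0.31,"jaw":0.1}
    - {"dx":0.42,"dy":0.89,"dz":-0.2,"wx":0,"wy":0,"wz":-0.31,"jaw":0.1}
    - {"dx":0.39,"dy":0.9,"dz":-0.2,"wx":0,"wy":0,"wz":-0.31,"jaw":0.1}
    - {"dx":0.36,"dy":0.92,"dz":-0.2,"wx":0,"wy":0,"wz":-0.31,"jaw":0.1}
    - {"dx":0.33,"dy":0.93,"dz":-0.2,"wx":0,"wy":0,"wz":-0.31,"jaw":0.1}

```text
time: 35.5
tool_pos: [0.4944, -0.0805, 0.2516]
tcp_rot: [0.596, 3.084, 0.0]
wrist_force: [0.7, -1.0, -0.8]
width: 0.274
```

Call:
apply_moves:
  targets:
    - {"dx":0.3,"dy":0.94,"dz":-0.15,"wx":0,"wy":0,"wz":-0.31,"jaw":0.1}
    - {"dx":0.27,"dy":0.95,"dz":-0.15,"wx":0,"wy":0,"wz":-0.31,"jaw":0.1}
    - {"dx":0.24,"dy":0.96,"dz":-0.15,"wx":0,"wy":0,"wz":-0.31,"jaw":0.1}
    - {"dx":0.21,"dy":0.96,"dz":-0.1,"wx":0,"wy":0,"wz":-0.31,"jaw":0.1}
    - {"dx":0.18,"dy":0.97,"dz":0,"wx":0,"wy":0,"wz":-0.31,"jaw":0.1}

```text
time: 36.0
tool_pos: [0.5055, 0.0671, 0.2685]
tcp_rot: [0.344, 3.121, 0.0]
wrist_force: [0.6, -0.1, 0.1]
width: 0.274
```

Call:
apply_moves:
  targets:
    - {"dx":0.15,"dy":0.97,"dz":0,"wx":0,"wy":0,"wz":-0.31,"jaw":0.1}
    - {"dx":0.12,"dy":0.98,"dz":0,"wx":0,"wy":0,"wz":-0.31,"jaw":0.1}
    - {"dx":0.08,"dy":0.98,"dz":0,"wx":0,"wy":0,"wz":-0.3,"jaw":0.1}
    - {"dx":0.05,"dy":0.98,"dz":0,"wx":0,"wy":0,"wz":-0.28,"jaw":0.1}
    - {"dx":0,"dy":0,"dz":0,"wx":0,"wy":0,"wz":0,"jaw":0.1}

```text
time: 36.5
tool_pos: [0.5135, 0.1866, 0.2677]
tcp_rot: [0.144, 3.138, 0.002]
wrist_force: [0.1, 0.1, -0.8]
width: 0.278
```

Call:
apply_moves:
  targets:
    - {"dx":0,"dy":0,"dz":0,"wx":0,"wy":0,"wz":0,"jaw":0.1}
    - {"dx":0,"dy":0,"dz":0,"wx":0,"wy":0,"wz":0,"jaw":0.1}

```text
time: 36.7
tool_pos: [0.5135, 0.1829, 0.2676]
tcp_rot: [-0.15, -3.138, 0.001]
wrist_force: [-0.5, -0.4, -1.6]
width: 0.273
```

```bash
python3 - <<'E'
from h import *
p=cell(0,1); plan((p[0],p[1],0.10,174.4))
c,T,s=wrist(); save(c,"w20.png")
E
```

```text
at [0.5135 0.1829 0.2676] psi 174.5 tilt 0.03 t 36.7 F [-0.5 -0.4 -1.6] w 0.273
-> (np.float64(0.5156027795837125), np.float64(0.18331618098472252), 0.1, 174.4) 6 rows
1 d [-0.011, 0.004, 0.931] w [-0.001, -0.0, 0.003]
6 d [-0.011, 0.003, 0.931] w [-0.001, -0.0, 0.003]
```

View pics/w20.png

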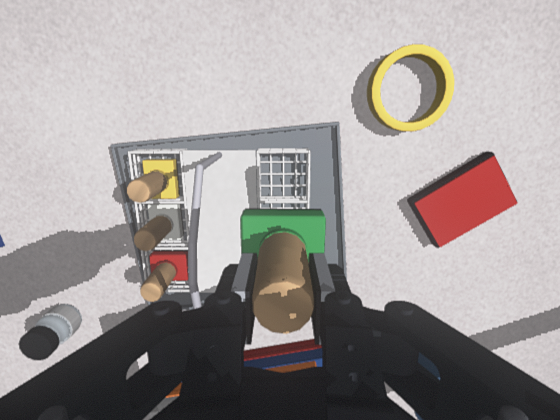

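Call:
apply_moves:
  targets:
    - {"dx":-0.01,"dy":0,"dz":0.9,"wx":0,"wy":0,"wz":0,"jaw":0.1}
    - {"dx":-0.01,"dy":0,"dz":0.9,"wx":0,"wy":0,"wz":0,"jaw":0.1}
    - {"dx":-0.01,"dy":0,"dz":0.9,"wx":0,"wy":0,"wz":0,"jaw":0.1}
    - {"dx":-0.01,"dy":0,"dz":0.9,"wx":0,"wy":0,"wz":0,"jaw":0.1}
    - {"dx":-0.01,"dy":0,"dz":0.9,"wx":0,"wy":0,"wz":0,"jaw":0.1}

```text
time: 37.25
tool_pos: [0.5153, 0.1823, 0.1318]
tcp_rot: [0.152, 3.137, -0.0]
wrist_force: [0.6, 0.9, -0.3]
width: 0.274
```

Call:
apply_moves:
  targets:
    - {"dx":0,"dy":0,"dz":0.9,"wx":0,"wy":0,"wz":0,"jaw":0.1}
    - {"dx":0,"dy":0,"dz":0,"wx":0,"wy":0,"wz":0,"jaw":0.1}
    - {"dx":0,"dy":0,"dz":0,"wx":0,"wy":0,"wz":0,"jaw":0.1}
    - {"dx":0,"dy":0,"dz":0,"wx":0,"wy":0,"wz":0,"jaw":0.1}
    - {"dx":0,"dy":0,"dz":0,"wx":0,"wy":0,"wz":0,"jaw":0.1}

```text
time: 37.75
tool_pos: [0.5168, 0.1838, 0.1078]
tcp_rot: [0.15, 3.134, 0.002]
wrist_force: [0.3, -0.2, -0.7]
width: 0.274
```

```bash
python3 - <<'E'
from h import *
p=cell(0,1); plan((p[0],p[1],0.054,174.4))
c,T,s=wrist(); save(c,"w21.png",s=1.4)
E
```

```text
at [0.5168 0.1838 0.1078] psi 174.5 tilt 0.21 t 37.75 F [ 0.3 -0.2 -0.7] w 0.274
-> (np.float64(0.5156027795837125), np.float64(0.18331618098472252), 0.054, 174.4) 2 rows
1 d [0.023, -0.011, 0.896] w [0.007, 0.017, 0.011]
2 d [0.021, -0.011, 0.896] w [0.007, 0.017, 0.011]
```

View pics/w21.png

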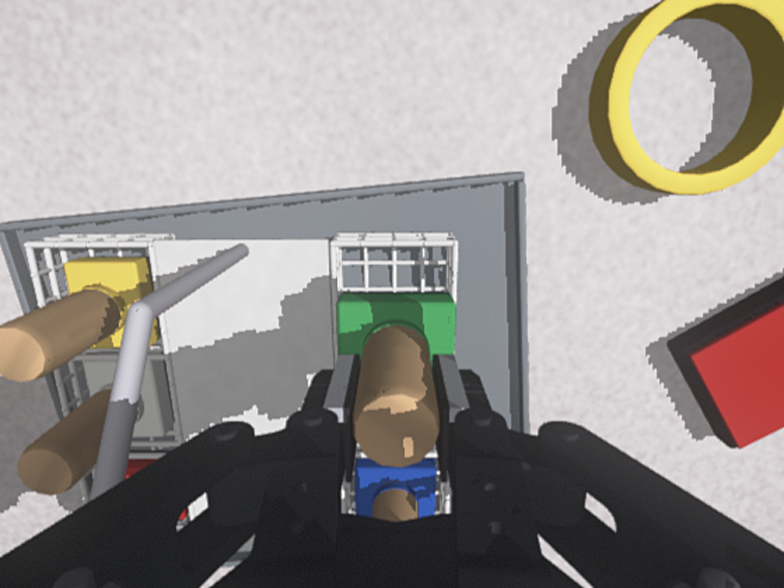

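Call:
apply_moves:
  targets:
    - {"dx":0.05,"dy":-0.04,"dz":0.6,"wx":0,"wy":0,"wz":0,"jaw":0.1}
    - {"dx":0,"dy":0,"dz":0.5,"wx":0,"wy":0,"wz":0,"jaw":0.1}
    - {"dx":0,"dy":0,"dz":0.5,"wx":0,"wy":0,"wz":0,"jaw":0.1}
    - {"dx":0,"dy":0,"dz":0.1,"wx":0,"wy":0,"wz":0,"jaw":0.1}
    - {"dx":0,"dy":0,"dz":0,"wx":0,"wy":0,"wz":0,"jaw":0.1}

```text
time: 38.3
tool_pos: [0.5132, 0.1824, 0.054]
tcp_rot: [-0.149, -3.137, 0.001]
wrist_force: [-0.5, -1.0, -0.2]
width: 0.272
```

Call:
apply_moves:
  targets:
    - {"dx":0,"dy":0,"dz":0,"wx":0,"wy":0,"wz":0,"jaw":0.1}
    - {"dx":0,"dy":0,"dz":0,"wx":0,"wy":0,"wz":0,"jaw":0.1}

```text
time: 38.5
tool_pos: [0.5136, 0.1825, 0.0545]
tcp_rot: [-0.149, -3.138, 0.0]
wrist_force: [0.9, -0.1, -0.7]
width: 0.276
```

```bash
python3 - <<'E'
from h import *
p=cell(0,1); plan((p[0],p[1],0.054,174.4))
c,T,s=wrist(); save(c,"w22.png",s=1.4)
E
```

```text
at [0.5136 0.1825 0.0545] psi 174.6 tilt 0.0 t 38.5 F [ 0.9 -0.1 -0.7] w 0.276
-> (np.float64(0.5156027795837125), np.float64(0.18331618098472252), 0.054, 174.4) 1 rows
1 d [-0.063, 0.032, 0.015] w [-0.0, -0.001, 0.026]
```

View pics/w22.png

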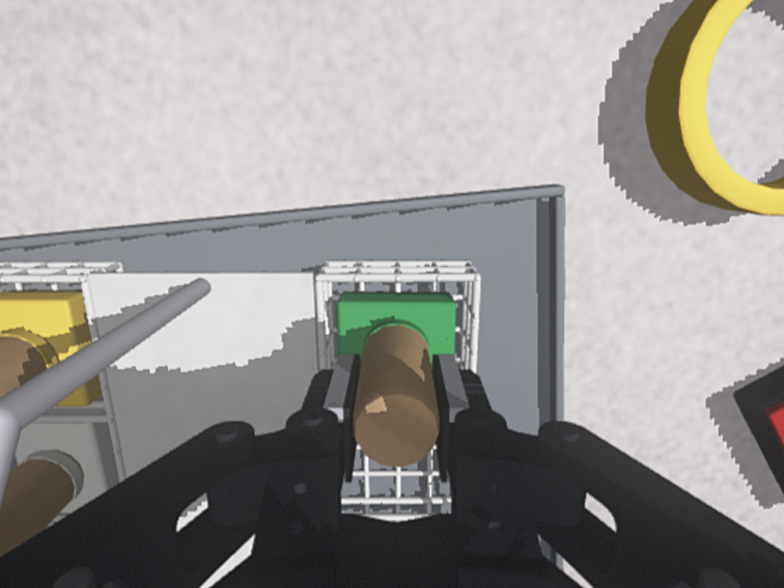

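Green is in its cell. Releasing and rising.

Call:
apply_moves:
  targets:
    - {"dx":0,"dy":0,"dz":0,"wx":0,"wy":0,"wz":0,"jaw":0.45}
    - {"dx":0,"dy":0,"dz":0,"wx":0,"wy":0,"wz":0,"jaw":0.45}
    - {"dx":0,"dy":0,"dz":-0.7,"wx":0,"wy":0,"wz":0,"jaw":0.45}
    - {"dx":0,"dy":0,"dz":-1,"wx":0,"wy":0,"wz":0,"jaw":0.45}
    - {"dx":0,"dy":0,"dz":-1,"wx":0,"wy":0,"wz":0,"jaw":0.45}

```text
time: 39.05
tool_pos: [0.5131, 0.1823, 0.136]
tcp_rot: [-0.149, -3.137, 0.001]
wrist_force: [-0.3, -0.5, 0.2]
width: 0.454
```

Call:
apply_moves:
  targets:
    - {"dx":0.5,"dy":-0.5,"dz":-1,"wx":0,"wy":0,"wz":0,"jaw":0.5}
    - {"dx":0.5,"dy":-0.5,"dz":-1,"wx":0,"wy":0,"wz":0,"jaw":0.5}
    - {"dx":0.8,"dy":-0.5,"dz":-0.8,"wx":0,"wy":0,"wz":0,"jaw":0.5}
    - {"dx":0.8,"dy":-0.5,"dz":-0.2,"wx":0,"wy":0,"wz":0,"jaw":0.5}
    - {"dx":0,"dy":0,"dz":0,"wx":0,"wy":0,"wz":0,"jaw":0.5}

```text
time: 39.55
tool_pos: [0.4289, 0.1294, 0.2274]
tcp_rot: [0.15, 3.135, 0.001]
wrist_force: [0.6, 0.3, -0.3]
width: 0.501
```

```bash
python3 - <<'E'
from h import *
plan((0.42,0.15,0.25,174.4))
c=cams.read_camera("scene"); save(c,"s2.png",s=1.4); P=cloud(c)
col=c["color"].astype(int)
red=(P[...,2]>.25)&(P[...,2]<.4)&(col[...,0]>110)&(col[...,1]<70)&(col[...,2]<70); n,l,s_,ce=cv2.connectedComponentsWithStats(red.astype(np.uint8))
for i in range(1,n):
    if s_[i,4]>20: q=P[l==i]; print("red",ce[i],s_[i,4],q.mean(0).round(3),q.min(0).round(3),q.max(0).round(3))
yel=(P[...,2]>.2)&(P[...,2]<.4)&(col[...,0]>110)&(col[...,1]>80)&(col[...,2]<80); n,l,s_,ce=cv2.connectedComponentsWithStats(yel.astype(np.uint8))
for i in range(1,n):
    if s_[i,4]>8: q=P[l==i]; print("yel",ce[i],s_[i,4],q.mean(0).round(3),q.min(0).round(3),q.max(0).round(3))
s=P[220:310,250:400];q=s[(s[...,2]>0.14)&(s[...,2]<0.19)];k=np.polyfit(q[:,0],q[:,1],1);print("bail",q.mean(0),q[:,2].max(),k,"y at .5663",np.polyval(k,.5663))
save(c,"s2c.png",(380,120,560,300),4)
E
```

```text
at [0.4289 0.1294 0.2274] psi 174.5 tilt 0.15 t 39.55 F [ 0.6  0.3 -0.3] w 0.501
-> (0.42, 0.15, 0.25, 174.4) 2 rows
1 d [0.179, 0.328, -0.377] w [0.003, 0.012, 0.01]
2 d [0.18, 0.328, -0.376] w [0.003, 0.012, 0.01]
red [473.64197531 192.01234568] 81 [0.468 0.368 0.338] [0.435 0.364 0.332] [0.501 0.374 0.341]
yel [448.26315789 252.68421053] 19 [0.574 0.357 0.263] [0.572 0.349 0.253] [0.576 0.367 0.276]
bail [0.58231249 0.10397451 0.16067835] 0.17497759178955385 [-0.09762152  0.16082074] y at .5663 0.10553767499596003
```

View pics/s2.png

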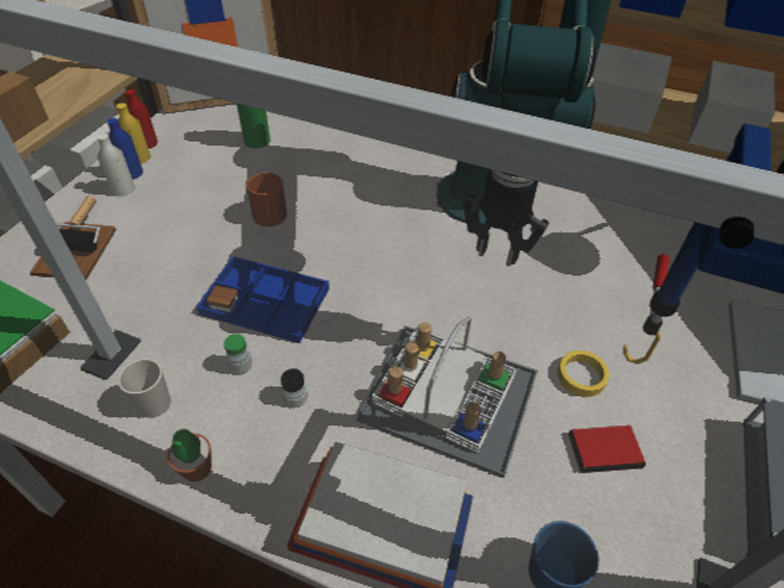

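View pics/s2c.png

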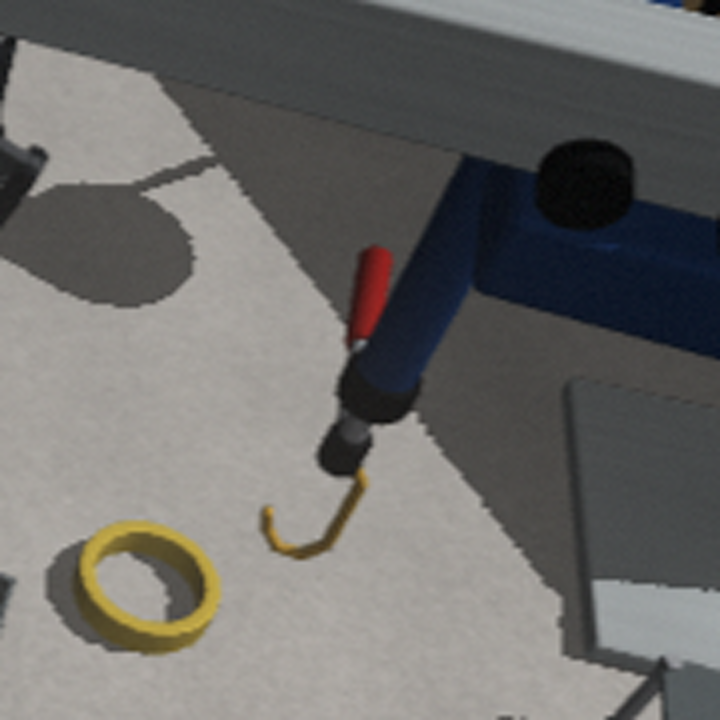

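All five stamps stand upright in the rack. The red grip runs from x = 0.435 to 0.501 at y ≈ 0.37, z ≈ 0.331. Going there next.

```bash
python3 - <<'E'
from h import *
plan((0.43,0.13,0.40,180),(0.462,0.37,0.40,180))
E
```

```text
at [0.4299 0.1299 0.2267] psi 174.5 tilt 0.16 t 39.6 F [ 0.7  0.9 -0.1] w 0.499
-> (0.43, 0.13, 0.4, 180) 6 rows
1 d [-0.003, 0.002, -0.963] w [0.001, 0.004, -0.152]
2 d [-0.003, 0.002, -0.963] w [0.001, 0.004, -0.152]
3 d [-0.002, 0.001, -0.963] w [0.001, 0.004, -0.152]
4 d [-0.002, 0.001, -0.963] w [0.001, 0.004, -0.152]
5 d [-0.001, 0.001, -0.963] w [0.001, 0.004, -0.152]
6 d [-0.001, 0.001, -0.963] w [0.001, 0.004, -0.152]
-> (0.462, 0.37, 0.4, 180) 9 rows
1 d [-0.119, 0.889, -0.0] w [-0.0, 0.0, 0.0]
6 d [-0.119, 0.889, -0.0] w [-0.0, 0.0, 0.0]
9 d [-0.119, 0.889, -0.0] w [-0.0, 0.0, 0.0]
```

Call:
apply_moves:
  targets:
    - {"dx":0,"dy":0,"dz":-0.96,"wx":0,"wy":0,"wz":-0.15,"jaw":0.7}
    - {"dx":0,"dy":0,"dz":-0.96,"wx":0,"wy":0,"wz":-0.15,"jaw":0.7}
    - {"dx":0,"dy":0,"dz":-0.96,"wx":0,"wy":0,"wz":-0.15,"jaw":0.7}
    - {"dx":0,"dy":0,"dz":-0.96,"wx":0,"wy":0,"wz":-0.15,"jaw":0.7}
    - {"dx":0,"dy":0,"dz":-0.96,"wx":0,"wy":0,"wz":-0.15,"jaw":0.7}

```text
time: 40.1
tool_pos: [0.4309, 0.1305, 0.3701]
tcp_rot: [-0.025, -3.141, 0.0]
wrist_force: [0.6, -0.4, 0.3]
width: 0.702
```

Call:
apply_moves:
  targets:
    - {"dx":0,"dy":0,"dz":-0.96,"wx":0,"wy":0,"wz":-0.15,"jaw":0.7}
    - {"dx":-0.12,"dy":0.89,"dz":0,"wx":0,"wy":0,"wz":0,"jaw":0.7}
    - {"dx":-0.12,"dy":0.89,"dz":0,"wx":0,"wy":0,"wz":0,"jaw":0.7}
    - {"dx":-0.12,"dy":0.89,"dz":0,"wx":0,"wy":0,"wz":0,"jaw":0.7}
    - {"dx":-0.12,"dy":0.89,"dz":0,"wx":0,"wy":0,"wz":0,"jaw":0.7}

```text
time: 40.6
tool_pos: [0.4455, 0.2385, 0.3977]
tcp_rot: [-0.001, -3.141, 0.0]
wrist_force: [-0.5, 0.7, 0.7]
width: 0.695
```

Call:
apply_moves:
  targets:
    - {"dx":-0.12,"dy":0.89,"dz":0,"wx":0,"wy":0,"wz":0,"jaw":0.7}
    - {"dx":-0.12,"dy":0.89,"dz":0,"wx":0,"wy":0,"wz":0,"jaw":0.7}
    - {"dx":-0.12,"dy":0.89,"dz":0,"wx":0,"wy":0,"wz":0,"jaw":0.7}
    - {"dx":0,"dy":0,"dz":0,"wx":0,"wy":0,"wz":0,"jaw":0.7}
    - {"dx":0,"dy":0,"dz":0,"wx":0,"wy":0,"wz":0,"jaw":0.7}

```text
time: 41.1
tool_pos: [0.4559, 0.3178, 0.3971]
tcp_rot: [0.001, -3.14, 0.002]
wrist_force: [0.3, -0.2, 0.3]
width: 0.696
```

```bash
python3 - <<'E'
from h import *
plan((0.462,0.37,0.312,180))
c,T,s=wrist(); save(c,"w23.png",s=1.4);P=cloud(c,T)
col=c["color"].astype(int)
red=(P[...,2]>.3)&(P[...,2]<.38)&(col[...,0]>100)&(col[...,1]<70)&(col[...,2]<70); q=P[red]; print(red.sum(),q.mean(0),q.min(0),q.max(0),np.percentile(q,[5,95],axis=0))
E
```

```text
at [0.4559 0.3178 0.3971] psi -180.0 tilt 0.12 t 41.1 F [ 0.3 -0.2  0.3] w 0.696
-> (0.462, 0.37, 0.312, 180) 4 rows
1 d [-0.052, 0.436, 0.708] w [-0.003, -0.004, 0.001]
2 d [-0.052, 0.436, 0.708] w [-0.003, -0.004, 0.001]
3 d [-0.052, 0.436, 0.709] w [-0.003, -0.004, 0.001]
4 d [-0.051, 0.436, 0.709] w [-0.003, -0.004, 0.001]
1057 [0.45533174 0.36531712 0.33731537] [0.4335749  0.35853521 0.32926572] [0.49825541 0.37290465 0.34040069] [[0.43455645 0.36065587 0.3343148 ]
 [0.47357411 0.37202635 0.33933575]]
```

View pics/w23.png

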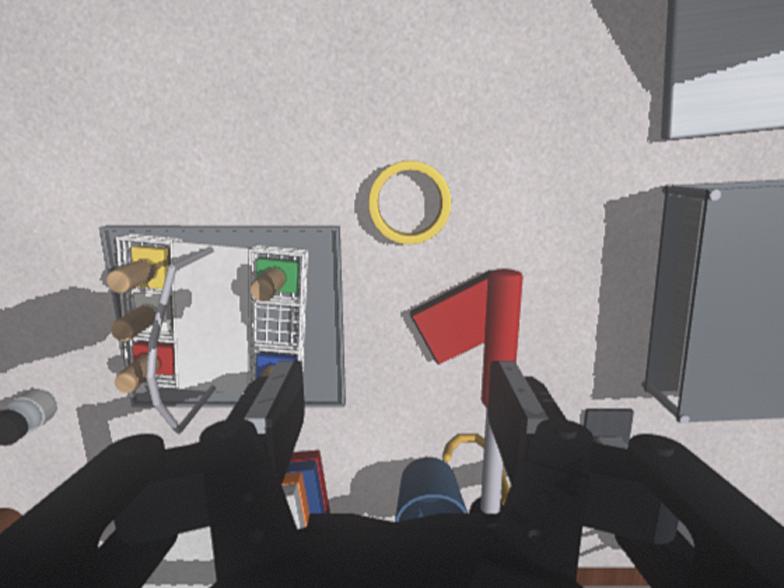

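The red grip is at (503,330). Its centre is y ≈ 0.366, z ≈ 0.332.

Call:
apply_moves:
  targets:
    - {"dx":-0.1,"dy":0.8,"dz":0,"wx":0,"wy":0,"wz":0,"jaw":0.7}
    - {"dx":-0.1,"dy":0.8,"dz":0,"wx":0,"wy":0,"wz":0,"jaw":0.7}
    - {"dx":0,"dy":0,"dz":0,"wx":0,"wy":0,"wz":0,"jaw":0.7}
    - {"dx":0,"dy":0,"dz":0,"wx":0,"wy":0,"wz":0,"jaw":0.7}
    - {"dx":0,"dy":0,"dz":0,"wx":0,"wy":0,"wz":0,"jaw":0.7}

```text
time: 41.65
tool_pos: [0.4617, 0.3639, 0.3985]
tcp_rot: [0.003, 3.141, -0.001]
wrist_force: [0.0, -0.8, 0.4]
width: 0.704
```

```bash
python3 - <<'E'
from h import *
plan((0.462,0.366,0.314,180))
E
```

```text
at [0.4617 0.3639 0.3985] psi 179.9 tilt 0.03 t 41.65 F [ 0.  -0.8  0.4] w 0.704
-> (0.462, 0.366, 0.314, 180) 3 rows
1 d [-0.003, 0.023, 0.939] w [-0.002, 0.0, -0.006]
2 d [-0.003, 0.023, 0.939] w [-0.002, 0.0, -0.006]
3 d [-0.003, 0.023, 0.939] w [-0.002, 0.0, -0.006]
```

Call:
apply_moves:
  targets:
    - {"dx":0,"dy":0.03,"dz":0.7,"wx":0,"wy":0,"wz":0,"jaw":0.7}
    - {"dx":0,"dy":0.03,"dz":0.7,"wx":0,"wy":0,"wz":0,"jaw":0.7}
    - {"dx":0,"dy":0,"dz":0.7,"wx":0,"wy":0,"wz":0,"jaw":0.7}
    - {"dx":0,"dy":0,"dz":0.7,"wx":0,"wy":0,"wz":0,"jaw":0.7}
    - {"dx":0,"dy":0,"dz":0,"wx":0,"wy":0,"wz":0,"jaw":0.7}

```text
time: 42.15
tool_pos: [0.4601, 0.3647, 0.3109]
tcp_rot: [-0.003, -3.137, 0.006]
wrist_force: [-0.3, -1.1, -0.0]
width: 0.702
```

Call:
apply_moves:
  targets:
    - {"dx":0,"dy":0,"dz":0,"wx":0,"wy":0,"wz":0,"jaw":0.7}
    - {"dx":0,"dy":0,"dz":0,"wx":0,"wy":0,"wz":0,"jaw":0.7}
    - {"dx":0,"dy":0,"dz":0,"wx":0,"wy":0,"wz":0,"jaw":0.7}

```text
time: 42.45
tool_pos: [0.4624, 0.3672, 0.3163]
tcp_rot: [0.002, 3.139, 0.003]
wrist_force: [0.2, 0.5, -0.2]
width: 0.7
```

```bash
python3 - <<'E'
from h import *
plan((0.462,0.366,0.314,180))
c,T,s=wrist(); save(c,"w24.png")
E
```

```text
at [0.4624 0.3672 0.3163] psi 179.9 tilt 0.17 t 42.45 F [ 0.2  0.5 -0.2] w 0.7
-> (0.462, 0.366, 0.314, 180) 1 rows
1 d [0.012, -0.039, 0.077] w [0.017, 0.023, -0.01]
```

View pics/w24.png

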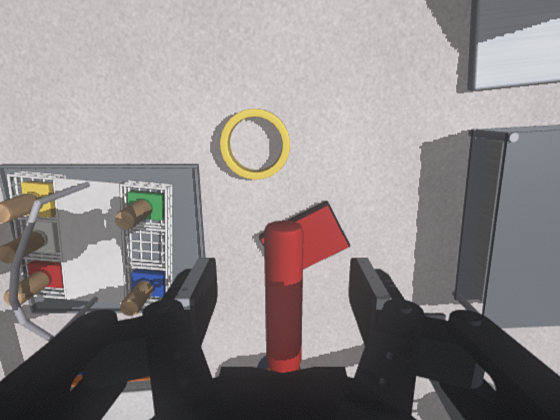

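The bar is centred between the fingers. Lowering 2 mm and closing at 100 N.

Call:
apply_moves:
  targets:
    - {"dx":0,"dy":-0.02,"dz":0.08,"wx":0,"wy":0,"wz":0,"jaw":0.05}
    - {"dx":0,"dy":0,"dz":0,"wx":0,"wy":0,"wz":0,"jaw":0.05}
    - {"dx":0,"dy":0,"dz":0,"wx":0,"wy":0,"wz":0,"jaw":0.05}
    - {"dx":0,"dy":0,"dz":0,"wx":0,"wy":0,"wz":0,"jaw":0.05}
    - {"dx":0,"dy":0,"dz":0,"wx":0,"wy":0,"wz":0,"jaw":0.05}
  newtons: 100

```text
time: 43.0
tool_pos: [0.4616, 0.3664, 0.3122]
tcp_rot: [0.001, 3.142, 0.0]
wrist_force: [-1.2, 0.6, 1.6]
width: 0.154
```

Call:
apply_moves:
  targets:
    - {"dx":0,"dy":0,"dz":0,"wx":0,"wy":0,"wz":0,"jaw":0.05}
    - {"dx":0,"dy":0,"dz":0,"wx":0,"wy":0,"wz":0,"jaw":0.05}
    - {"dx":0,"dy":0,"dz":0.3,"wx":0,"wy":0,"wz":0,"jaw":0.05}
    - {"dx":0,"dy":0,"dz":0.3,"wx":0,"wy":0,"wz":0,"jaw":0.05}
    - {"dx":0,"dy":0,"dz":0.3,"wx":0,"wy":0,"wz":0,"jaw":0.05}

```text
time: 43.5
tool_pos: [0.4617, 0.3671, 0.2883]
tcp_rot: [0.001, 3.14, 0.005]
wrist_force: [-5.9, -1.6, 12.8]
width: 0.155
```

Call:
apply_moves:
  targets:
    - {"dx":0,"dy":0,"dz":0.4,"wx":0,"wy":0,"wz":0,"jaw":0.05}
    - {"dx":0,"dy":0,"dz":0.4,"wx":0,"wy":0,"wz":0,"jaw":0.05}
    - {"dx":0,"dy":0,"dz":0.4,"wx":0,"wy":0,"wz":0,"jaw":0.05}
    - {"dx":0,"dy":0,"dz":0.4,"wx":0,"wy":0,"wz":0,"jaw":0.05}
    - {"dx":0,"dy":0,"dz":0.4,"wx":0,"wy":0,"wz":0,"jaw":0.05}

```text
time: 44.0
tool_pos: [0.4617, 0.3675, 0.2284]
tcp_rot: [0.001, 3.14, 0.005]
wrist_force: [-7.4, -1.7, 16.2]
width: 0.155
```

Call:
apply_moves:
  targets:
    - {"dx":0,"dy":0,"dz":0.4,"wx":0,"wy":0,"wz":0,"jaw":0.05}
    - {"dx":0,"dy":0,"dz":0.4,"wx":0,"wy":0,"wz":0,"jaw":0.05}
    - {"dx":0,"dy":0,"dz":0.4,"wx":0,"wy":0,"wz":0,"jaw":0.05}
    - {"dx":0,"dy":0,"dz":0.3,"wx":0,"wy":0,"wz":0,"jaw":0.05}
    - {"dx":0,"dy":0,"dz":0,"wx":0,"wy":0,"wz":0,"jaw":0.05}

```text
time: 44.5
tool_pos: [0.4616, 0.3673, 0.1817]
tcp_rot: [0.001, 3.141, 0.003]
wrist_force: [-4.7, -0.8, 12.1]
width: 0.155
```

Call:
apply_moves:
  targets:
    - {"dx":0,"dy":0,"dz":0,"wx":0,"wy":0,"wz":0,"jaw":0.05}
    - {"dx":0,"dy":0,"dz":0,"wx":0,"wy":0,"wz":0,"jaw":0.05}

```text
time: 44.7
tool_pos: [0.4616, 0.3673, 0.1825]
tcp_rot: [0.001, 3.141, 0.004]
wrist_force: [-5.9, -0.0, 13.7]
width: 0.158
```

```bash
python3 - <<'E'
from h import *
plan((0.4617,0.15,0.184,180))
c=cams.read_camera("scene"); save(c,"s3.png",s=1.4); P=cloud(c)
col=c["color"].astype(int)
red=(P[...,2]>.15)&(P[...,2]<.4)&(P[...,1]>.3)&(col[...,0]>100)&(col[...,1]<70)&(col[...,2]<70)
q=P[red]; print("red",red.sum(),q.mean(0).round(4),q[:,2].max() if len(q) else 0)
yel=(P[...,2]>.08)&(P[...,2]<.25)&(P[...,1]>.3)&(col[...,0]>110)&(col[...,1]>80)&(col[...,2]<80); q=P[yel];print(yel.sum(),q.min(0),q.max(0))
E
```

```text
at [0.4616 0.3673 0.1825] psi 180.0 tilt 0.13 t 44.7 F [-5.9 -0.  13.7] w 0.158
-> (0.4617, 0.15, 0.184, 180) 8 rows
1 d [-0.001, -0.905, -0.008] w [0.003, 0.001, -0.001]
6 d [-0.001, -0.905, -0.007] w [0.003, 0.001, -0.001]
8 d [-0.0, -0.905, -0.006] w [0.003, 0.001, -0.001]
red 43 [0.4768 0.3681 0.2082] 0.2122159032947203
20 [0.57191604 0.34971186 0.12335642] [0.57583133 0.38309775 0.19108559]
```

View pics/s3.png

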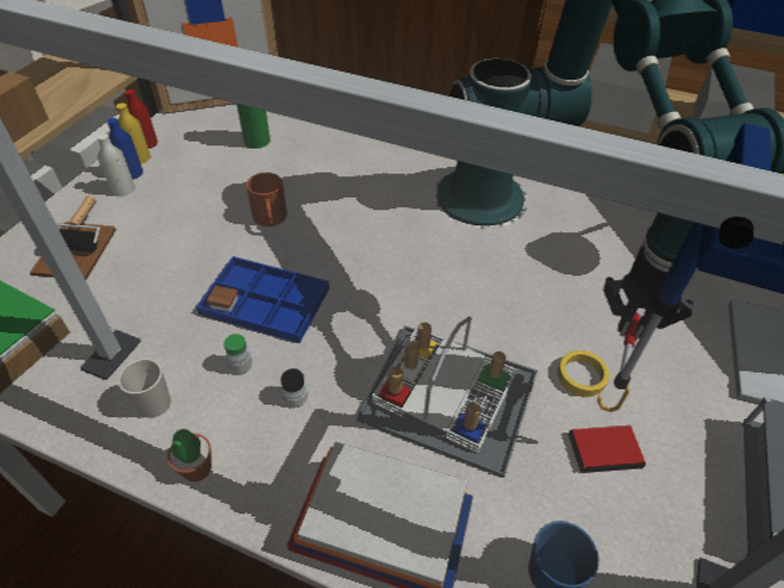

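The hook is down about 0.128 m: grip centre z ≈ 0.204, tip at y ≈ 0.350. Moving towards -y.

Call:
apply_moves:
  targets:
    - {"dx":0,"dy":-0.5,"dz":0,"wx":0,"wy":0,"wz":0,"jaw":0.05}
    - {"dx":0,"dy":-0.7,"dz":0,"wx":0,"wy":0,"wz":0,"jaw":0.05}
    - {"dx":0,"dy":-0.7,"dz":0,"wx":0,"wy":0,"wz":0,"jaw":0.05}
    - {"dx":0,"dy":-0.7,"dz":0,"wx":0,"wy":0,"wz":0,"jaw":0.05}
    - {"dx":0,"dy":-0.7,"dz":0,"wx":0,"wy":0,"wz":0,"jaw":0.05}

```text
time: 45.25
tool_pos: [0.4616, 0.2681, 0.1827]
tcp_rot: [0.001, 3.14, 0.005]
wrist_force: [-4.9, 1.3, 13.5]
width: 0.157
```

Call:
apply_moves:
  targets:
    - {"dx":0,"dy":-0.7,"dz":0,"wx":0,"wy":0,"wz":0,"jaw":0.05}
    - {"dx":0,"dy":-0.7,"dz":0,"wx":0,"wy":0,"wz":0,"jaw":0.05}
    - {"dx":0,"dy":-0.7,"dz":0,"wx":0,"wy":0,"wz":0,"jaw":0.05}
    - {"dx":0,"dy":-0.7,"dz":0,"wx":0,"wy":0,"wz":0,"jaw":0.05}
    - {"dx":0,"dy":-0.4,"dz":0,"wx":0,"wy":0,"wz":0,"jaw":0.05}

```text
time: 45.75
tool_pos: [0.4617, 0.1708, 0.1824]
tcp_rot: [0.002, 3.14, 0.002]
wrist_force: [-5.8, 1.7, 11.9]
width: 0.153
```

Call:
apply_moves:
  targets:
    - {"dx":0,"dy":0,"dz":0,"wx":0,"wy":0,"wz":0,"jaw":0.05}
    - {"dx":0,"dy":0,"dz":0,"wx":0,"wy":0,"wz":0,"jaw":0.05}
    - {"dx":0,"dy":0,"dz":0,"wx":0,"wy":0,"wz":0,"jaw":0.05}
    - {"dx":0,"dy":0,"dz":0,"wx":0,"wy":0,"wz":0,"jaw":0.05}

```text
time: 46.15
tool_pos: [0.4616, 0.1713, 0.1822]
tcp_rot: [0.002, 3.141, 0.0]
wrist_force: [-5.0, -1.9, 12.6]
width: 0.151
```

```bash
cat >> h.py <<'E'
def hook(name,crop=(250,150,460,330),k=3.6):
    c=cams.read_camera("scene"); save(c,name,crop,k); P=cloud(c); col=c["color"].astype(int)
    yel=(P[...,2]>.08)&(P[...,2]<.3)&(P[...,0]>.55)&(P[...,0]<.59)&(col[...,0]>110)&(col[...,1]>80)&(col[...,2]<80)&(P[...,1]>0); q=P[yel];print("hook",yel.sum(),q.min(0),q.max(0))
    red=(P[...,2]>.15)&(P[...,2]<.4)&(P[...,1]>.0)&(col[...,0]>100)&(col[...,1]<70)&(col[...,2]<70); q=P[red]
    if len(q): print("red",red.sum(),q.mean(0).round(4),q.max(0))
    return P
E
python3 - <<'E'
from h import *
plan((0.4617,0.107,0.184,180)); hook("s4.png")
E
```

```text
at [0.4616 0.1713 0.1822] psi 179.9 tilt 0.04 t 46.15 F [-5.  -1.9 12.6] w 0.151
-> (0.4617, 0.107, 0.184, 180) 3 rows
1 d [-0.002, -0.714, -0.021] w [0.001, 0.002, -0.003]
2 d [-0.001, -0.714, -0.02] w [0.001, 0.002, -0.003]
3 d [-0.001, -0.714, -0.02] w [0.001, 0.002, -0.003]
hook 32 [0.55227005 0.02582413 0.08082913] [0.57662043 0.18657004 0.19483703]
red 36 [0.4729 0.1731 0.2079] [0.50105748 0.17768028 0.2198142 ]
```

View pics/s4.png

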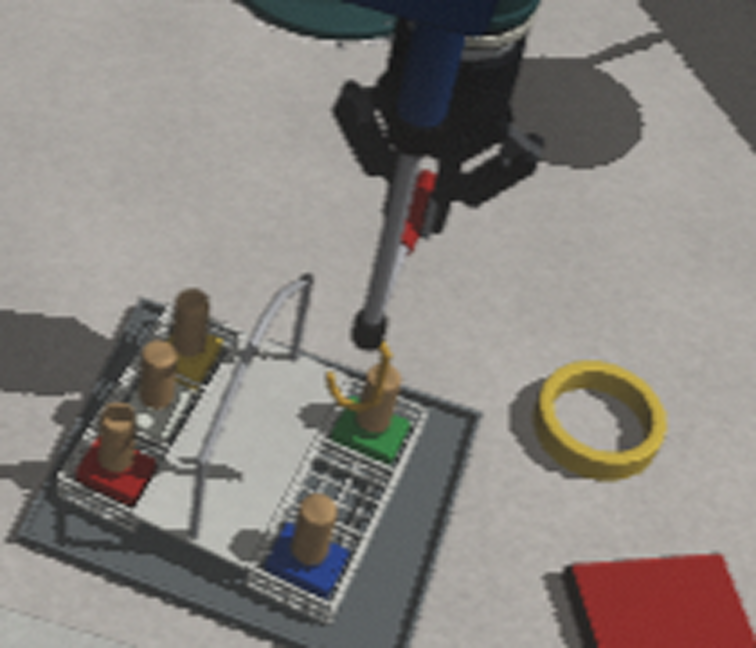

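Call:
apply_moves:
  targets:
    - {"dx":0,"dy":-0.4,"dz":0,"wx":0,"wy":0,"wz":0,"jaw":0.05}
    - {"dx":0,"dy":-0.4,"dz":0,"wx":0,"wy":0,"wz":0,"jaw":0.05}
    - {"dx":0,"dy":-0.4,"dz":0,"wx":0,"wy":0,"wz":0,"jaw":0.05}
    - {"dx":0,"dy":-0.4,"dz":0,"wx":0,"wy":0,"wz":0,"jaw":0.05}
    - {"dx":0,"dy":-0.4,"dz":0,"wx":0,"wy":0,"wz":0,"jaw":0.05}

```text
time: 46.7
tool_pos: [0.4616, 0.1115, 0.1822]
tcp_rot: [0.001, 3.141, 0.002]
wrist_force: [-6.1, 1.6, 12.9]
width: 0.154
```

Call:
apply_moves:
  targets:
    - {"dx":0,"dy":0,"dz":0,"wx":0,"wy":0,"wz":0,"jaw":0.05}
    - {"dx":0,"dy":0,"dz":0,"wx":0,"wy":0,"wz":0,"jaw":0.05}

```text
time: 46.9
tool_pos: [0.4616, 0.1108, 0.1821]
tcp_rot: [0.002, 3.141, -0.0]
wrist_force: [-6.2, -0.6, 12.2]
width: 0.152
```

```bash
python3 - <<'E'
from h import *
plan((0.4617,0.107,0.184,180)); hook("s5.png",(240,170,400,300),5)
E
```

```text
at [0.4616 0.1108 0.1821] psi 179.9 tilt 0.05 t 46.9 F [-6.2 -0.6 12.2] w 0.152
-> (0.4617, 0.107, 0.184, 180) 1 rows
1 d [-0.003, -0.125, -0.062] w [-0.002, 0.008, -0.013]
hook 27 [0.55035833 0.03111381 0.08184081] [0.57589474 0.12593514 0.19385649]
red 43 [0.4797 0.1115 0.2095] [0.50140406 0.11814746 0.2467871 ]
```

View pics/s5.png

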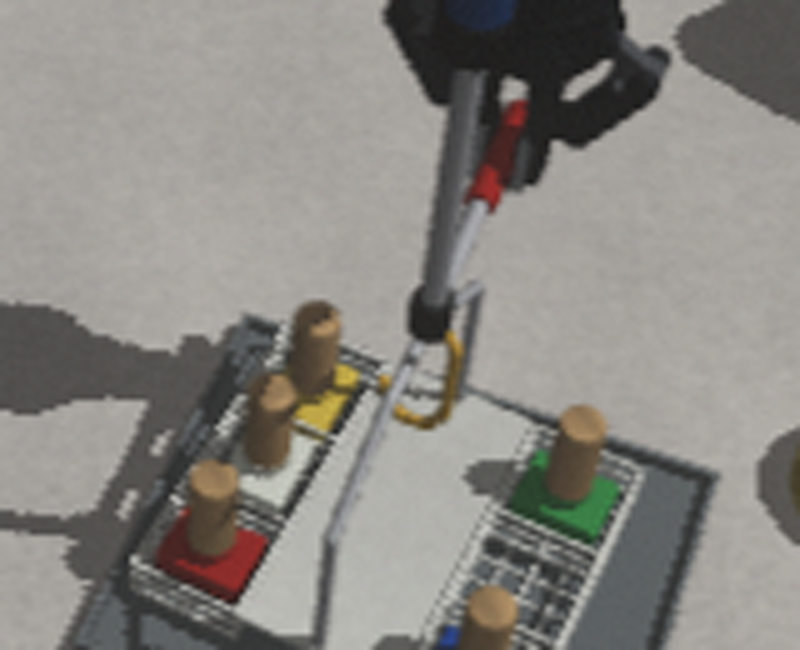

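The bail now lies inside the hook's mouth, with the tip at (385,385) on the -y side and the back at (458,370). I go 4 mm further, hold, then let it up slowly.

Call:
apply_moves:
  targets:
    - {"dx":0,"dy":-0.12,"dz":0,"wx":0,"wy":0,"wz":0,"jaw":0.05}
    - {"dx":0,"dy":0,"dz":0,"wx":0,"wy":0,"wz":0,"jaw":0.05}
    - {"dx":0,"dy":0,"dz":0,"wx":0,"wy":0,"wz":0,"jaw":0.05}
    - {"dx":0,"dy":0,"dz":0,"wx":0,"wy":0,"wz":0,"jaw":0.05}

```text
time: 47.35
tool_pos: [0.4616, 0.1076, 0.1821]
tcp_rot: [0.001, 3.141, -0.0]
wrist_force: [-5.5, -1.5, 12.0]
width: 0.151
```

Call:
apply_moves:
  targets:
    - {"dx":0,"dy":0,"dz":-0.2,"wx":0,"wy":0,"wz":0,"jaw":0.05}
    - {"dx":0,"dy":0,"dz":-0.2,"wx":0,"wy":0,"wz":0,"jaw":0.05}
    - {"dx":0,"dy":0,"dz":-0.2,"wx":0,"wy":0,"wz":0,"jaw":0.05}
    - {"dx":0,"dy":0,"dz":-0.2,"wx":0,"wy":0,"wz":0,"jaw":0.05}
    - {"dx":0,"dy":0,"dz":-0.2,"wx":0,"wy":0,"wz":0,"jaw":0.05}

```text
time: 47.85
tool_pos: [0.4616, 0.1076, 0.212]
tcp_rot: [0.001, 3.141, -0.0]
wrist_force: [-5.3, -0.9, 9.8]
width: 0.149
```

```bash
python3 - <<'E'
from h import *
plan((0.4617,0.107,0.184,180)); hook("s6.png",(240,170,400,300),5)
E
```

```text
at [0.4616 0.1076 0.212 ] psi 180.0 tilt 0.05 t 47.85 F [-5.3 -0.9  9.8] w 0.149
-> (0.4617, 0.107, 0.184, 180) 1 rows
1 d [-0.002, -0.019, 0.933] w [-0.0, 0.009, -0.008]
hook 31 [0.5521472  0.02509693 0.08088502] [0.57586029 0.12358361 0.22333927]
red 43 [0.4809 0.1086 0.2372] [0.50294043 0.11423368 0.24129282]
```

View pics/s6.png

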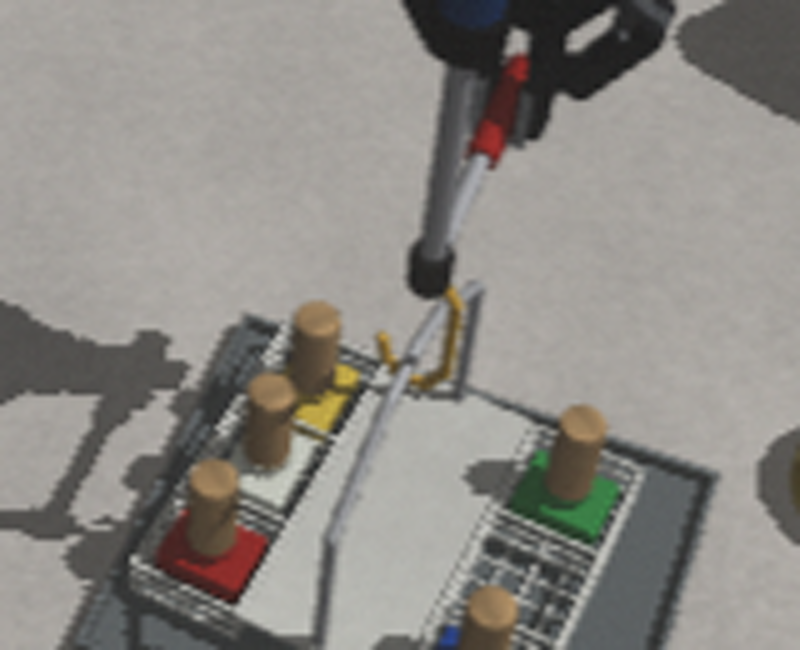

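The bail is captured above the tip. Raising slowly.

Call:
apply_moves:
  targets:
    - {"dx":0,"dy":0,"dz":-0.1,"wx":0,"wy":0,"wz":0,"jaw":0.05}
    - {"dx":0,"dy":0,"dz":-0.1,"wx":0,"wy":0,"wz":0,"jaw":0.05}
    - {"dx":0,"dy":0,"dz":-0.1,"wx":0,"wy":0,"wz":0,"jaw":0.05}
    - {"dx":0,"dy":0,"dz":-0.1,"wx":0,"wy":0,"wz":0,"jaw":0.05}
    - {"dx":0,"dy":0,"dz":-0.1,"wx":0,"wy":0,"wz":0,"jaw":0.05}

```text
time: 48.4
tool_pos: [0.4616, 0.1076, 0.2261]
tcp_rot: [0.001, 3.141, 0.0]
wrist_force: [-2.1, -0.2, 4.8]
width: 0.148
```

Call:
apply_moves:
  targets:
    - {"dx":0,"dy":0,"dz":-0.1,"wx":0,"wy":0,"wz":0,"jaw":0.05}
    - {"dx":0,"dy":0,"dz":-0.1,"wx":0,"wy":0,"wz":0,"jaw":0.05}
    - {"dx":0,"dy":0,"dz":-0.1,"wx":0,"wy":0,"wz":0,"jaw":0.05}
    - {"dx":0,"dy":0,"dz":-0.1,"wx":0,"wy":0,"wz":0,"jaw":0.05}
    - {"dx":0,"dy":0,"dz":0,"wx":0,"wy":0,"wz":0,"jaw":0.05}

```text
time: 48.9
tool_pos: [0.4616, 0.1076, 0.2377]
tcp_rot: [0.001, 3.141, -0.0]
wrist_force: [-1.6, -0.4, 6.5]
width: 0.156
```

```bash
python3 - <<'E'
from h import *
plan((0.4617,0.107,0.312,180)); hook("s7.png",(240,150,400,280),5)
E
```

```text
at [0.4616 0.1076 0.2377] psi 180.0 tilt 0.03 t 48.9 F [-1.6 -0.4  6.5] w 0.156
-> (0.4617, 0.107, 0.312, 180) 3 rows
1 d [-0.002, -0.007, -0.825] w [-0.0, 0.002, -0.003]
2 d [-0.001, -0.007, -0.825] w [-0.0, 0.002, -0.003]
3 d [-0.001, -0.007, -0.825] w [-0.0, 0.002, -0.003]
hook 32 [0.56505817 0.02420375 0.08098735] [0.57581671 0.12331983 0.24774943]
red 40 [0.4816 0.1091 0.2639] [0.50086134 0.11512996 0.28930763]
```

View pics/s7.png

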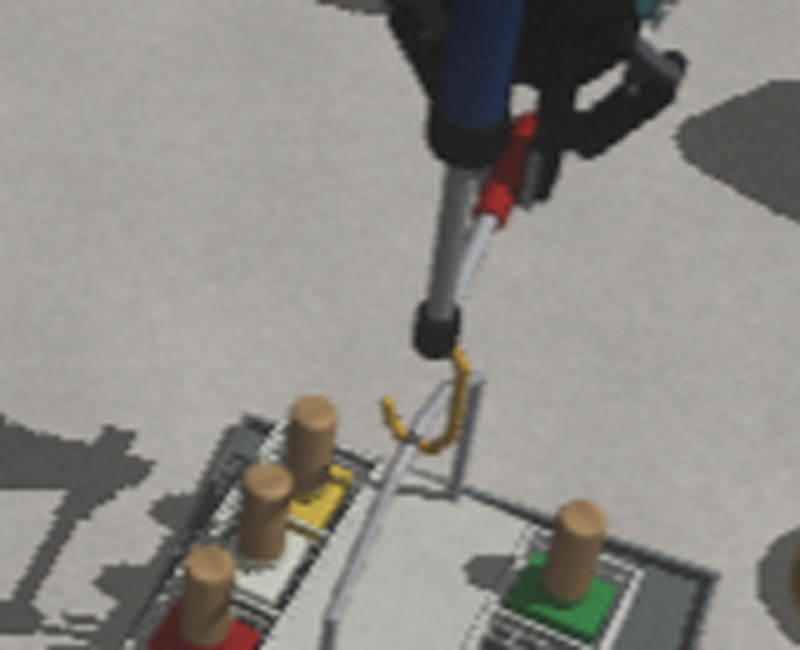

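Call:
apply_moves:
  targets:
    - {"dx":0,"dy":0,"dz":-0.15,"wx":0,"wy":0,"wz":0,"jaw":0.05}
    - {"dx":0,"dy":0,"dz":-0.15,"wx":0,"wy":0,"wz":0,"jaw":0.05}
    - {"dx":0,"dy":0,"dz":-0.15,"wx":0,"wy":0,"wz":0,"jaw":0.05}
    - {"dx":0,"dy":0,"dz":-0.15,"wx":0,"wy":0,"wz":0,"jaw":0.05}
    - {"dx":0,"dy":0,"dz":-0.15,"wx":0,"wy":0,"wz":0,"jaw":0.05}

```text
time: 49.45
tool_pos: [0.4616, 0.1076, 0.26]
tcp_rot: [0.001, 3.141, 0.0]
wrist_force: [0.2, -0.1, 4.2]
width: 0.157
```

Call:
apply_moves:
  targets:
    - {"dx":0,"dy":0,"dz":-0.15,"wx":0,"wy":0,"wz":0,"jaw":0.05}
    - {"dx":0,"dy":0,"dz":-0.15,"wx":0,"wy":0,"wz":0,"jaw":0.05}
    - {"dx":0,"dy":0,"dz":-0.15,"wx":0,"wy":0,"wz":0,"jaw":0.05}
    - {"dx":0,"dy":0,"dz":-0.15,"wx":0,"wy":0,"wz":0,"jaw":0.05}
    - {"dx":0,"dy":0,"dz":-0.15,"wx":0,"wy":0,"wz":0,"jaw":0.05}

```text
time: 49.95
tool_pos: [0.4616, 0.1076, 0.2824]
tcp_rot: [0.001, 3.141, -0.0]
wrist_force: [0.9, -1.1, 3.7]
width: 0.153
```

Call:
apply_moves:
  targets:
    - {"dx":0,"dy":0,"dz":-0.15,"wx":0,"wy":0,"wz":0,"jaw":0.05}
    - {"dx":0,"dy":0,"dz":-0.15,"wx":0,"wy":0,"wz":0,"jaw":0.05}
    - {"dx":0,"dy":0,"dz":-0.15,"wx":0,"wy":0,"wz":0,"jaw":0.05}
    - {"dx":0,"dy":0,"dz":-0.15,"wx":0,"wy":0,"wz":0,"jaw":0.05}
    - {"dx":0,"dy":0,"dz":-0.15,"wx":0,"wy":0,"wz":0,"jaw":0.05}

```text
time: 50.45
tool_pos: [0.4616, 0.1076, 0.3049]
tcp_rot: [0.001, 3.141, -0.0]
wrist_force: [0.7, -0.3, 4.1]
width: 0.151
```

Call:
apply_moves:
  targets:
    - {"dx":0,"dy":0,"dz":-0.1,"wx":0,"wy":0,"wz":0,"jaw":0.05}
    - {"dx":0,"dy":0,"dz":0,"wx":0,"wy":0,"wz":0,"jaw":0.05}
    - {"dx":0,"dy":0,"dz":0,"wx":0,"wy":0,"wz":0,"jaw":0.05}
    - {"dx":0,"dy":0,"dz":0,"wx":0,"wy":0,"wz":0,"jaw":0.05}

```text
time: 50.85
tool_pos: [0.4616, 0.1076, 0.308]
tcp_rot: [0.001, 3.141, -0.0]
wrist_force: [1.8, -0.6, 4.1]
width: 0.156
```

```bash
python3 - <<'E'
from h import *
plan((0.4617,0.107,0.312,180)); hook("s8.png",(220,110,420,270),4)
E
```

```text
at [0.4616 0.1076 0.308 ] psi 180.0 tilt 0.03 t 50.85 F [ 1.8 -0.6  4.1] w 0.156
-> (0.4617, 0.107, 0.312, 180) 1 rows
1 d [-0.005, -0.021, -0.135] w [-0.0, 0.005, -0.008]
hook 58 [0.56743956 0.0290478  0.11998402] [0.58441717 0.12339548 0.29648982]
red 41 [0.4799 0.1092 0.3334] [0.50310544 0.11413681 0.33825053]
```

View pics/s8.png

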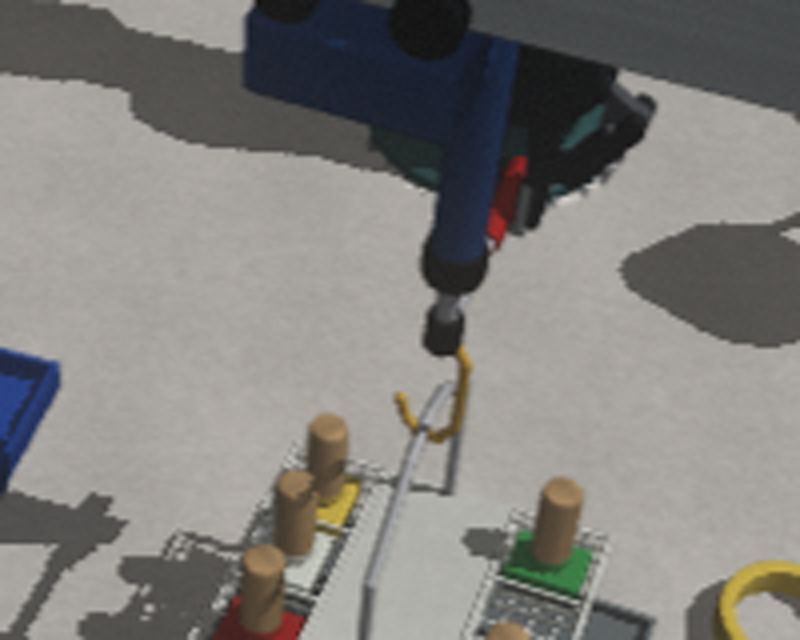

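Call:
apply_moves:
  targets:
    - {"dx":0,"dy":0,"dz":-0.1,"wx":0,"wy":0,"wz":0,"jaw":0.05}
    - {"dx":0,"dy":0,"dz":0,"wx":0,"wy":0,"wz":0,"jaw":0.05}
    - {"dx":0,"dy":0,"dz":0,"wx":0,"wy":0,"wz":0,"jaw":0.05}
    - {"dx":0,"dy":0,"dz":0,"wx":0,"wy":0,"wz":0,"jaw":0.3}
    - {"dx":0,"dy":0,"dz":0,"wx":0,"wy":0,"wz":0,"jaw":0.7}

```text
time: 51.4
tool_pos: [0.4605, 0.1076, 0.3094]
tcp_rot: [-0.001, -3.139, 0.0]
wrist_force: [-0.4, -0.3, -0.1]
width: 0.454
```

Call:
apply_moves:
  targets:
    - {"dx":0,"dy":0,"dz":0,"wx":0,"wy":0,"wz":0,"jaw":0.7}
    - {"dx":0,"dy":0,"dz":0,"wx":0,"wy":0,"wz":0,"jaw":0.7}

```text
time: 51.6
tool_pos: [0.4609, 0.1076, 0.3097]
tcp_rot: [-0.001, -3.14, 0.0]
wrist_force: [0.4, 0.5, -0.0]
width: 0.701
```

```bash
python3 - <<'E'
from h import *
plan((0.4617,0.107,0.312,180)); c,T,s=wrist(); save(c,"w30.png")
E
```

```text
at [0.4609 0.1076 0.3097] psi 180.0 tilt 0.1 t 51.6 F [ 0.4  0.5 -0. ] w 0.701
-> (0.4617, 0.107, 0.312, 180) 1 rows
1 d [-0.026, -0.021, -0.076] w [-0.002, -0.016, -0.008]
```

View pics/w30.png

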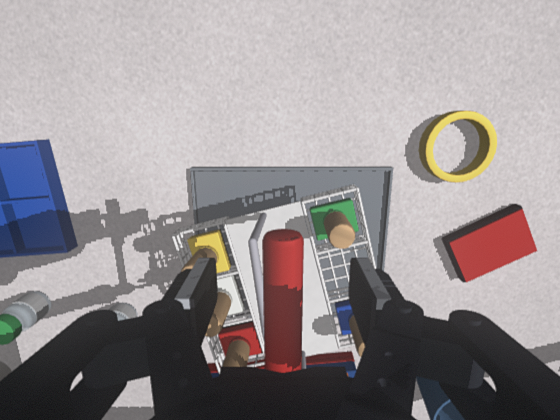

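The grip is free on both sides. Rising straight up and away.

Call:
apply_moves:
  targets:
    - {"dx":0,"dy":0,"dz":-0.5,"wx":0,"wy":0,"wz":0,"jaw":0.7}
    - {"dx":0,"dy":0,"dz":-0.7,"wx":0,"wy":0,"wz":0,"jaw":0.7}
    - {"dx":0,"dy":0,"dz":-0.9,"wx":0,"wy":0,"wz":0,"jaw":0.7}
    - {"dx":0,"dy":0,"dz":-0.9,"wx":0,"wy":0,"wz":0,"jaw":0.7}
    - {"dx":0.5,"dy":0,"dz":0,"wx":0,"wy":0,"wz":0,"jaw":0.7}

```text
time: 52.15
tool_pos: [0.4489, 0.1079, 0.406]
tcp_rot: [0.002, 3.133, 0.002]
wrist_force: [0.9, -0.3, 0.4]
width: 0.702
```

Call:
apply_moves:
  targets:
    - {"dx":0.5,"dy":-0.5,"dz":0,"wx":0,"wy":0,"wz":0,"jaw":0.7}
    - {"dx":0.3,"dy":-0.8,"dz":0,"wx":0,"wy":0,"wz":0,"jaw":0.7}
    - {"dx":0,"dy":-0.8,"dz":0,"wx":0,"wy":0,"wz":0,"jaw":0.7}
    - {"dx":0,"dy":-0.8,"dz":0,"wx":0,"wy":0,"wz":0,"jaw":0.7}
    - {"dx":0,"dy":-0.5,"dz":0,"wx":0,"wy":0,"wz":0,"jaw":0.7}

```text
time: 52.65
tool_pos: [0.4215, 0.0045, 0.4007]
tcp_rot: [0.002, 3.141, -0.001]
wrist_force: [0.5, 0.2, -0.2]
width: 0.702
```

Call:
apply_moves:
  targets:
    - {"dx":0,"dy":0,"dz":0,"wx":0,"wy":0,"wz":0,"jaw":0.7}
    - {"dx":0,"dy":0,"dz":0,"wx":0,"wy":0,"wz":0,"jaw":0.7}
    - {"dx":0,"dy":0,"dz":0,"wx":0,"wy":0,"wz":0,"jaw":0.7}
    - {"dx":0,"dy":0,"dz":0,"wx":0,"wy":0,"wz":0,"jaw":0.7}
    - {"dx":0,"dy":0,"dz":0,"wx":0,"wy":0,"wz":0,"jaw":0.7}

```text
time: 53.15
tool_pos: [0.4223, 0.0063, 0.4004]
tcp_rot: [0.001, -3.141, -0.0]
wrist_force: [0.1, 0.2, 0.0]
width: 0.701
```

```bash
cat > chk.py <<'E'
from h import *
import sys
st(); c=cams.read_camera("scene"); save(c,sys.argv[1],s=1.4); P=cloud(c); col=c["color"].astype(int)
red=(P[...,2]>.25)&(P[...,2]<.4)&(P[...,1]>.0)&(col[...,0]>100)&(col[...,1]<70)&(col[...,2]<70); q=P[red]; print("grip",len(q),q.mean(0).round(4),q.max(0).round(4))
# bridge plate: white points, x,y near rack, z .08-.14
m=(abs(P[...,0]-.57)<.06)&(abs(P[...,1]-.105)<.12)&(P[...,2]>.09)&(P[...,2]<.15)&(col.min(-1)>110)&(col.max(-1)-col.min(-1)<30)
q=P[m]; print("plate",len(q),q.mean(0).round(4)); A=np.c_[q[:,:2],np.ones(len(q))]; print("plane slope",np.linalg.lstsq(A,q[:,2],rcond=None)[0].round(3))
t=cams.read_camera("top"); save(t,sys.argv[1].replace("s","t",1),s=1.4)
E
python3 chk.py s9.png
```

```text
{'time': 53.15, 'q': [-0.044, -0.286, 1.845, 0.0, 1.582, -1.615], 'joint_vel': [-0.004, 0.002, -0.001, -0.0, 0.001, -0.001], 'joint_torque': [-0.043, -22.603, -38.484, -0.001, 0.004, 0.003], 'tool_pos': [0.422, 0.006, 0.4], 'tcp_rot': [0.001, -3.141, -0.0], 'wrist_force': [0.074, 0.221, 0.008], 'torque': [-0.052, -0.045, -0.01], 'width': 0.701}
grip 112 [0.4698 0.1098 0.3369] [0.5025 0.1146 0.3409]
plate 1556 [0.5723 0.1037 0.1185]
plane slope [ 0.074 -0.002  0.076]
```

View pics/s9.png

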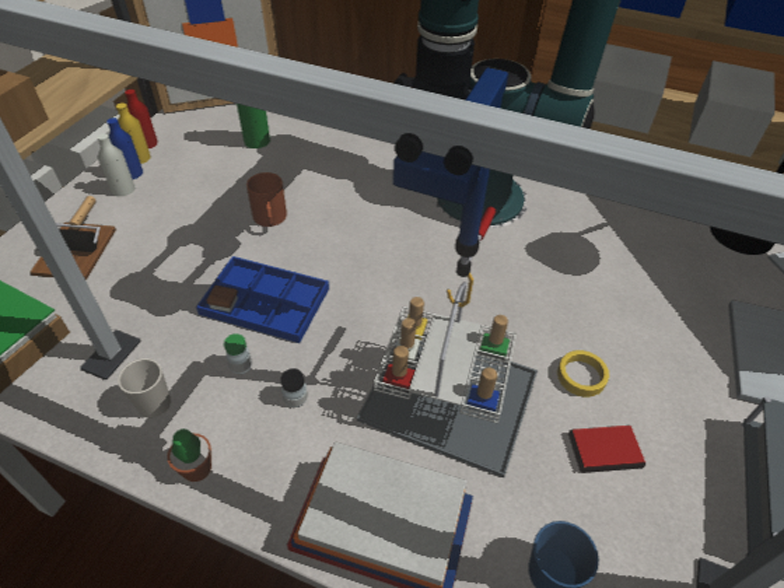

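The loaded rack hangs with all five stamps. I let it settle and compare pictures for motion.

Call:
apply_moves:
  targets:
    - {"dx":0,"dy":0,"dz":0,"wx":0,"wy":0,"wz":0,"jaw":0.7}
    - {"dx":0,"dy":0,"dz":0,"wx":0,"wy":0,"wz":0,"jaw":0.7}
    - {"dx":0,"dy":0,"dz":0,"wx":0,"wy":0,"wz":0,"jaw":0.7}
    - {"dx":0,"dy":0,"dz":0,"wx":0,"wy":0,"wz":0,"jaw":0.7}
    - {"dx":0,"dy":0,"dz":0,"wx":0,"wy":0,"wz":0,"jaw":0.7}

```text
time: 53.75
tool_pos: [0.4224, 0.0057, 0.4005]
tcp_rot: [0.001, 3.142, 0.0]
wrist_force: [-0.6, 0.3, 0.2]
width: 0.703
```

```bash
python3 chk.py s10.png
```

```text
{'time': 53.75, 'q': [-0.046, -0.286, 1.845, 0.0, 1.582, -1.616], 'joint_vel': [-0.0, -0.001, 0.001, 0.0, -0.0, 0.002], 'joint_torque': [0.014, -22.548, -38.485, 0.001, 0.0, 0.0], 'tool_pos': [0.422, 0.006, 0.4], 'tcp_rot': [0.001, 3.142, 0.0], 'wrist_force': [-0.605, 0.25, 0.199], 'torque': [0.015, -0.035, -0.01], 'width': 0.703}
grip 111 [0.4702 0.1099 0.3369] [0.5026 0.1145 0.3415]
plate 1602 [0.571  0.1026 0.118 ]
plane slope [0.082 0.001 0.071]
```

Call:
apply_moves:
  targets:
    - {"dx":0,"dy":0,"dz":0,"wx":0,"wy":0,"wz":0,"jaw":0.7}
    - {"dx":0,"dy":0,"dz":0,"wx":0,"wy":0,"wz":0,"jaw":0.7}
    - {"dx":0,"dy":0,"dz":0,"wx":0,"wy":0,"wz":0,"jaw":0.7}
    - {"dx":0,"dy":0,"dz":0,"wx":0,"wy":0,"wz":0,"jaw":0.7}
    - {"dx":0,"dy":0,"dz":0,"wx":0,"wy":0,"wz":0,"jaw":0.7}

```text
time: 54.35
tool_pos: [0.4224, 0.0057, 0.4005]
tcp_rot: [0.001, 3.142, -0.0]
wrist_force: [-0.0, -0.3, 0.5]
width: 0.702
```

Call:
apply_moves:
  targets:
    - {"dx":0,"dy":0,"dz":0,"wx":0,"wy":0,"wz":0,"jaw":0.7}
    - {"dx":0,"dy":0,"dz":0,"wx":0,"wy":0,"wz":0,"jaw":0.7}
    - {"dx":0,"dy":0,"dz":0,"wx":0,"wy":0,"wz":0,"jaw":0.7}
    - {"dx":0,"dy":0,"dz":0,"wx":0,"wy":0,"wz":0,"jaw":0.7}
    - {"dx":0,"dy":0,"dz":0,"wx":0,"wy":0,"wz":0,"jaw":0.7}

```text
time: 54.85
tool_pos: [0.4224, 0.0057, 0.4005]
tcp_rot: [0.001, 3.142, -0.0]
wrist_force: [1.0, -1.0, 0.1]
width: 0.698
```

```bash
python3 chk.py s11.png; python3 -c "
import cv2,numpy as np
a,b,c=[cv2.imread(f'pics/s{i}.png')[340:590,350:560] for i in(9,10,11)]
print(cv2.absdiff(a,b).mean(),cv2.absdiff(b,c).mean())
cv2.imwrite('pics/cmp.png',np.hstack([a,b,c]))
g=[cv2.imread(f'pics/t{i}.png')[230:360,270:420] for i in(9,10,11)]
cv2.imwrite('pics/cmpt.png',cv2.resize(np.hstack(g),None,fx=1.7,fy=1.7))"
```

```text
{'time': 54.85, 'q': [-0.046, -0.286, 1.845, -0.0, 1.582, -1.615], 'joint_vel': [-0.0, -0.001, -0.0, -0.0, 0.001, 0.0], 'joint_torque': [-0.002, -22.554, -38.485, -0.001, 0.0, -0.0], 'tool_pos': [0.422, 0.006, 0.4], 'tcp_rot': [0.001, 3.142, -0.0], 'wrist_force': [0.968, -0.966, 0.116], 'torque': [0.004, 0.051, 0.002], 'width': 0.698}
grip 111 [0.4698 0.1098 0.3371] [0.5019 0.1147 0.3423]
plate 1578 [0.571  0.1029 0.1181]
plane slope [ 0.078 -0.009  0.074]
5.7593766001024065 1.9636968766001024
```

View pics/cmp.png

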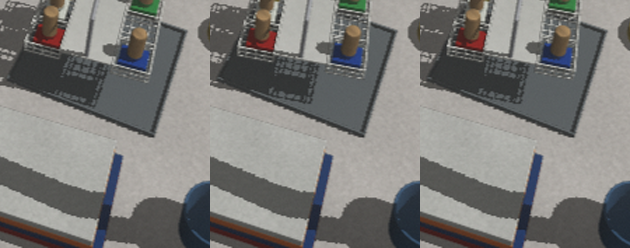

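View pics/cmpt.png

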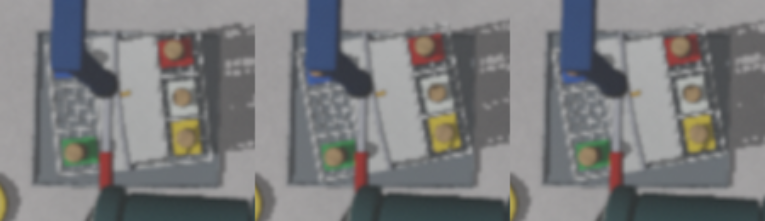

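It is nearly still, with a small residual yaw swing. I wait a few seconds longer.

Call:
apply_moves:
  targets:
    - {"dx":0,"dy":0,"dz":0,"wx":0,"wy":0,"wz":0,"jaw":0.7}
    - {"dx":0,"dy":0,"dz":0,"wx":0,"wy":0,"wz":0,"jaw":0.7}
    - {"dx":0,"dy":0,"dz":0,"wx":0,"wy":0,"wz":0,"jaw":0.7}
    - {"dx":0,"dy":0,"dz":0,"wx":0,"wy":0,"wz":0,"jaw":0.7}
    - {"dx":0,"dy":0,"dz":0,"wx":0,"wy":0,"wz":0,"jaw":0.7}

```text
time: 55.45
tool_pos: [0.4224, 0.0057, 0.4005]
tcp_rot: [0.001, 3.142, 0.0]
wrist_force: [-0.1, -0.2, -0.3]
width: 0.7
```

Call:
apply_moves:
  targets:
    - {"dx":0,"dy":0,"dz":0,"wx":0,"wy":0,"wz":0,"jaw":0.7}
    - {"dx":0,"dy":0,"dz":0,"wx":0,"wy":0,"wz":0,"jaw":0.7}
    - {"dx":0,"dy":0,"dz":0,"wx":0,"wy":0,"wz":0,"jaw":0.7}
    - {"dx":0,"dy":0,"dz":0,"wx":0,"wy":0,"wz":0,"jaw":0.7}
    - {"dx":0,"dy":0,"dz":0,"wx":0,"wy":0,"wz":0,"jaw":0.7}

```text
time: 55.95
tool_pos: [0.4223, 0.0057, 0.4005]
tcp_rot: [-0.001, -3.142, 0.0]
wrist_force: [0.6, -0.2, -0.4]
width: 0.701
```

Call:
apply_moves:
  targets:
    - {"dx":0,"dy":0,"dz":0,"wx":0,"wy":0,"wz":0,"jaw":0.7}
    - {"dx":0,"dy":0,"dz":0,"wx":0,"wy":0,"wz":0,"jaw":0.7}
    - {"dx":0,"dy":0,"dz":0,"wx":0,"wy":0,"wz":0,"jaw":0.7}
    - {"dx":0,"dy":0,"dz":0,"wx":0,"wy":0,"wz":0,"jaw":0.7}
    - {"dx":0,"dy":0,"dz":0,"wx":0,"wy":0,"wz":0,"jaw":0.7}

```text
time: 56.45
tool_pos: [0.4224, 0.0057, 0.4005]
tcp_rot: [0.001, 3.142, -0.0]
wrist_force: [-0.3, -0.2, -0.5]
width: 0.699
```

Call:
apply_moves:
  targets:
    - {"dx":0,"dy":0,"dz":0,"wx":0,"wy":0,"wz":0,"jaw":0.7}
    - {"dx":0,"dy":0,"dz":0,"wx":0,"wy":0,"wz":0,"jaw":0.7}
    - {"dx":0,"dy":0,"dz":0,"wx":0,"wy":0,"wz":0,"jaw":0.7}
    - {"dx":0,"dy":0,"dz":0,"wx":0,"wy":0,"wz":0,"jaw":0.7}
    - {"dx":0,"dy":0,"dz":0,"wx":0,"wy":0,"wz":0,"jaw":0.7}

```text
time: 56.95
tool_pos: [0.4223, 0.0057, 0.4005]
tcp_rot: [0.001, 3.142, 0.0]
wrist_force: [0.7, 1.0, -0.6]
width: 0.698
```

```bash
python3 chk.py s12.png; for i in 1 2 3 4; do python3 -c "
from h import *
cams.read_camera('top')"; done; python3 chk.py s13.png; python3 -c "
import cv2
a,b=[cv2.imread(f'pics/s{i}.png')[280:440,360:530] for i in(12,13)]
print(cv2.absdiff(a,b).mean()); cv2.imwrite('pics/last.png',cv2.resize(b,None,fx=3.4,fy=3.4))"
```

```text
{'time': 56.95, 'q': [-0.046, -0.286, 1.845, 0.0, 1.582, -1.616], 'joint_vel': [-0.001, 0.001, 0.0, -0.001, -0.0, 0.002], 'joint_torque': [0.001, -22.552, -38.486, -0.0, 0.0, -0.0], 'tool_pos': [0.422, 0.006, 0.4], 'tcp_rot': [0.001, 3.142, 0.0], 'wrist_force': [0.69, 0.994, -0.614], 'torque': [-0.004, 0.043, 0.021], 'width': 0.698}
grip 111 [0.4702 0.1099 0.337 ] [0.5021 0.1147 0.341 ]
plate 1566 [0.5712 0.1037 0.1182]
plane slope [ 0.083 -0.002  0.071]
{'time': 57.25, 'q': [-0.046, -0.286, 1.845, 0.0, 1.582, -1.616], 'joint_vel': [0.0, -0.0, 0.002, -0.002, 0.0, -0.0], 'joint_torque': [0.0, -22.553, -38.486, -0.0, 0.0, 0.0], 'tool_pos': [0.422, 0.006, 0.4], 'tcp_rot': [-0.001, -3.142, -0.0], 'wrist_force': [0.047, 0.386, 0.548], 'torque': [-0.025, 0.004, 0.027], 'width': 0.697}
grip 111 [0.4703 0.1099 0.3371] [0.5033 0.1144 0.3417]
plate 1554 [0.5711 0.1032 0.1182]
plane slope [0.08  0.002 0.073]
1.9516789215686274
```

View pics/last.png

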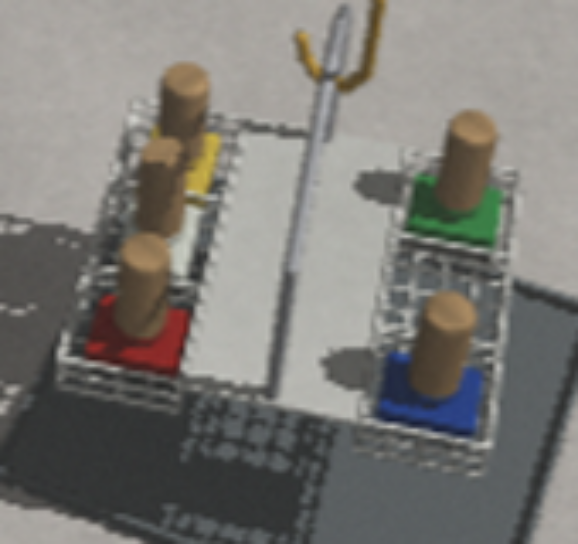

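```bash
python3 -c "
from workcell import job
print(job.finish_job())"
```

```text
the job is handed in; nothing more can be done
None
```

I stood all five stamps (yellow, white, red, blue, green) rubber down, one to a cell, in the rack on its drip tray. I then pulled the hook down about 0.128 m, ran it towards -y under the bail, let it up slowly, released the grip and backed the gripper away. The job was handed in at about 57 s.

Last camera checks before handing in:
- **Rack height:** the bridge plate was about 0.118 m up, so the rack's underside was about 0.09 m above the desk.
- **Hook:** the grip was at z ≈ 0.333 m, so the hook was essentially fully up.
- **Tilt:** the rack leaned about 5° (0.08 rad).
- **Stamps:** all five stood upright in their cells.
- **Motion:** there was a small yaw swing just after I released the grip. By the last images, 0.3 s apart, the plate's centre had moved under 1 mm and its slope had hardly changed.
- **Bystanders:** none looked out of place in the camera views, though I did not measure how far each had shifted.

No check failed. The arm settled a few millimetres off after quick moves, so I waited and corrected before most placings and before closing on the grip.

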